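# Check-weigh the toppled glue bottles and put them back in the row

### The job

Some of the glue bottles in the display row have toppled: stand all of the toppled ones upright together on the platform of the scale while its beam is still arrested, then throw the arrest lever fully over so that the beam is free and let the loaded platform sink and rest for a good two seconds. Throw the lever fully back so that the beam is arrested and level again, and only then put those bottles back upright in the free places of the row on the lane board, in line with the bottles still standing there. Never touch a bottle while the beam is free, leave the other things on the counter where they are, and finish with all bottles of the row upright and the beam arrested.

Things in the scene. Friction and masses are not known exactly. Their poses are not given: they have to be found in the camera images.
- bottle0: square white glue bottle, one of 2 or 3 (the others are absent) that lie toppled on the lane board at the start, on a flat side, nozzle roughly away from the robot; body 46 x 46 mm and 80 mm tall, then a tapering shoulder and a grey nozzle to 128 mm in all; about 0.18 kg, most of it low down. Origin: centre of its flat base; its z axis runs from the base to the nozzle
- bottle1: square white glue bottle, one of 2 or 3 (the others are absent) that lie toppled on the lane board at the start, on a flat side, nozzle roughly away from the robot; body 46 x 46 mm and 80 mm tall, then a tapering shoulder and a grey nozzle to 128 mm in all; about 0.18 kg, most of it low down. Origin: centre of its flat base; its z axis runs from the base to the nozzle
- bottle2: square white glue bottle, one of 2 or 3 (the others are absent) that lie toppled on the lane board at the start, on a flat side, nozzle roughly away from the robot; body 46 x 46 mm and 80 mm tall, then a tapering shoulder and a grey nozzle to 128 mm in all; about 0.18 kg, most of it low down. Origin: centre of its flat base; its z axis runs from the base to the nozzle
- stand0: square white glue bottle, still standing upright in the row on the lane board; body 46 x 46 mm and 80 mm tall, then a tapering shoulder and a grey nozzle to 128 mm in all; about 0.18 kg, most of it low down. Origin: centre of its flat base; its z axis runs from the base to the nozzle
- stand1: square white glue bottle, still standing upright in the row on the lane board; body 46 x 46 mm and 80 mm tall, then a tapering shoulder and a grey nozzle to 128 mm in all; about 0.18 kg, most of it low down. Origin: centre of its flat base; its z axis runs from the base to the nozzle
- lane: fixed plywood lane board, 170 mm deep (its x) by 480 mm long (its y), top 10 mm above the counter; along its edge nearest the robot (x -85 to -75 mm) runs a rail 36 mm high. Origin: centre of its underside, +x away from the robot. Five places 92 mm apart along y (-184, -92, 0, 92, 184 mm), each holding one standing or toppled bottle or nothing
- row (a point): point on the top of the lane board in the middle of the line on which the bottles stand (45 mm on the robot's side of the board's centre); y along the row
- scale: fixed grey base of the beam scale, 34 mm high, from 40 mm before to 260 mm beyond its origin along x and 200 mm wide. Origin on the counter; x points away from the robot. The platform's centre is at x 40 mm, the beam's pivot at x 160 mm, z 62 mm, a dark counterweight (56 mm diameter) at x 245 mm; the arrest lever is at the front, x -83 mm
- platform (a point): centre of the top face of the scale's bare aluminium platform, 110 mm (x) by 250 mm (y), 6 mm thick, 77 mm above the counter when level; along its far edge stands a guard plate 4 mm thick and 45 mm high, the other edges are open; it is fixed to the beam and tilts with it
- beam (a joint): angle of the beam, rad: 0 level, positive with the platform sunk (free beam: about 0.075, the platform about 9 mm lower), negative with it risen. The empty scale tips to the counterweight; two or more bottles make the platform sink
- arrest (a joint): angle of the arrest lever, rad: 0 arrested (lever leaning 0.6 rad to the scale's +y, the left seen from the robot), 1.2 beam free (leaning 0.6 rad to -y). It stays where it is left and takes about 2 N at the knob. The lever swings about the x axis; on the way back it lifts the beam level
- lever_knob (a point): centre of the black ball knob, 24 mm diameter, at the end of the lever, a 10 mm steel rod 70 mm long from hinge to knob centre; can be pushed sideways from above with closed fingers
- lever_hinge (a point): hinge of the lever, 30 mm above the counter
- tape: bystander: tape roll lying flat, 96 mm diameter, 48 mm high, origin at its underside
- stapler: bystander: stapler 150 x 34 x 50 mm lying along its x
- pen_tub: bystander: tub of pens, 84 mm diameter, 170 mm high
- carton: bystander: cardboard carton 120 x 90 x 70 mm
- jar: bystander: jar 70 mm diameter, 90 mm high
Mind the look-alikes: they are no part of the job. Leave any purple or turquoise look-alike of the stand0 alone.

How it is judged:
By the outcome, as a careful person would: the job done as asked, in the order asked, and still so for the second after the job is handed in, with the robot touching nothing.
Of bottle0, bottle1, bottle2 only 2 to 3 are there at a start; the rules pass over those that are not, and their reading is None.
At some moment in a run one of bottle0, bottle1, bottle2 may be knocked a few centimetres aside while the robot is not near it.
It also fails if it takes over 210 s, if anything falls off the work surface, if the arm or the gripper's body presses on something with over 40 N, if the wrist force passes 120 N, or if a joint passes its speed limit or range.

### The arm

A 7-joint arm with a two-finger parallel gripper is mounted at the origin on the work surface. World frame = base frame: x ahead of the robot, y to its left, z up, the work surface at z = 0. Lengths are in m, angles in rad, forces in N, time in s.
With the tool pointing down it reaches from about 0.35 to 0.9 m from the base axis. Payload 7.2 kg.
Tool frame: the origin (TCP) lies on the centre line of the jaws, within the pads' length; the fingertips stand 11 mm ahead of it and the grasp point (between the pads) lies 8 mm behind it (bot.tips_ahead is the distance from the TCP to the fingertips, in m); z points along the fingers, y is the line along which they close (so a half turn about z gives the same grasp; the last joint's range is limited). The gripper opens to 85 mm and grips with 20 to 120 N. Pads are 22 mm wide; open, the fingers measure 114 mm over their backs; the gripper's body (76 mm by 85 mm) begins 54 mm behind the grasp point. The pads swing forward as they close: fully open they stand 13 mm farther back than shut.
Start: joints at [1.183, 0.411, -0.013, 1.596, 0.006, 1.134, -0.082], TCP at [0.196, -0.593, 0.242] pointing down, gripper open.
Joint ranges: [-2.95, 2.95], [-0.29, 1.99], [-1.47, 1.44], [0.14, 2.54], [-1.03, 4.17], [0.13, 1.85], [-2.86, 2.86]. Speed limits (rad/s): [2.39, 2.39, 3.01, 3.01, 3.14, 3.14, 3.14].

### API

Orientations are given as a rotation vector (axis times angle).
In Python, from station import bot, optics gives the robot as it stands.
- The arm moves only by the tool move_arm, never from a script. Its argument "steps" is a list of rows, each a list of 6 numbers: the shift along the world's x, y, z in m, then the turn, a rotation vector about the world's x, y, z in rad. In form: [[dx, dy, dz, rx, ry, rz], ...]. A call has 1 to 5 rows; each row shifts and turns the commanded pose from where the row before left it; what a row does not reach is not made up. A row lasts 1/10 s, in which the tool goes at most 50 mm and 8.59 degrees, less where a joint would pass 70% of its speed; a pose out of reach is approached as far as the arm can. A call with a gripper value outside its range is refused whole. "hand" is the opening, from -1 (shut) to 1 (fully open), set as the call begins (left out, the last holds). The fingers move at their own pace and stop on an object; "force" is the grip in N (left out, the last holds). Time passes only in rows, so rows that do not move let the fingers close. It gives the time, the measured TCP pose, the force, the opening and the grip force at its end, in the units of the state.
- bot.get_state(): the state, without advancing time (a new reading comes with each control period).
- optics.capture(name): name is "side" or "top"; returns (picture, depth): 384x512x3 uint8, red, green, blue; 384x512 float32, m along the optical axis (not along the pixel's ray), 0 where there is no reading.
- optics.camera_info(name): a dict with "fov_y" (degrees; the focal length in pixels is half the picture's height over the tangent of half this angle, whatever the lens; pixels are square), "cx", "cy" (the principal point, pixels), "world_to_cam" (4x4, takes a point from world to camera coordinates). Camera axes: x right, y down, z forward; pixel columns grow to the right and rows downward; lengths in m; the calibration is good to about 2 mm. A picture is of the moment at which its call begins. camera_info takes no time and is no camera call.
- bot.finish_job(): hands the job in; it is judged then, once.
The state is a dict: "time_s": time; "qpos": joint angles; "joint_vel": joint speeds; "joint_efforts": joint torques, N m; "ee_pos": TCP position; "eef_rot": TCP orientation; "force": force on the tool from outside, world axes, zero at the start; "ft_torque": the same for the moment, N m; "width": opening from 0.0 (shut) to 1.0 (fully open); "finger_force": force on a finger pad.
Only numpy, scipy, OpenCV 4.12 (cv2) and the standard library are available. Lean on these libraries where they do the work, as an engineer would, in place of code of your own. Each camera call takes 0.05 s, during which the arm holds its last target. There are 200 camera calls.

## Working session

There is one attempt and no reset: what is moved stays moved. The work goes in short steps, Python scripts to look and compute and a tool call to move; the robot and the scene stay as the last step left them, time stands still between calls to the robot, and variables do not carry over. Pictures are saved under pics/ and viewed, at most 14 in all, crops included, and the job is handed in when it is done.

Besides the shell and the picture viewer there is one more tool, called after "Emit:" as name(argument=value, ...), one argument or row to a line, values as JSON. move_arm: Moves the arm, as the interface text tells. Its arguments: {"type":"object","properties":{"steps":{"type":"array","items":{"type":"array","items":{"type":"number"}}},"hand":{"type":"number"},"force":{"type":"number"}},"required":["steps"]}

```bash
mkdir -p pics; ls
cat > h.py <<'E'
import numpy as np, cv2
from station import bot, optics
def cap(n):
    p,d=optics.capture(n); np.savez(f'{n}.npz',p=p,d=d); return p,d
def pt(n,u,v,d):
    i=optics.camera_info(n); f=192/np.tan(np.radians(i['fov_y']/2))
    c=np.array([(u-i['cx'])*d/f,(v-i['cy'])*d/f,d,1]); return (np.linalg.inv(i['world_to_cam'])@c)[:3]
def cloud(n,d):
    i=optics.camera_info(n); f=192/np.tan(np.radians(i['fov_y']/2))
    v,u=np.mgrid[:384,:512]
    c=np.stack([(u-i['cx'])*d/f,(v-i['cy'])*d/f,d,np.ones_like(d)],-1)
    return (c@np.linalg.inv(i['world_to_cam']).T)[...,:3]
def save(name,p,s=1.5):
    cv2.imwrite(f'pics/{name}.png',cv2.resize(p[...,::-1],None,fx=s,fy=s,interpolation=cv2.INTER_CUBIC))
E
python3 - <<'E'
from h import *
for n in('side','top'):
    p,d=cap(n); save(n+'0',p); print(optics.camera_info(n))
print(bot.get_state())
E
```

```text
pics
{'fov_y': 46.85925953856136, 'cx': 257.15746530180047, 'cy': 191.6148114053987, 'world_to_cam': array([[-0.77645859, -0.63003151,  0.01312845,  0.41567581],
       [-0.33862659,  0.39957666, -0.85186298,  0.26525609],
       [ 0.53145469, -0.66588197, -0.52360015,  1.24217329],
       [ 0.        ,  0.        ,  0.        ,  1.        ]])}
{'fov_y': 56.87368255866096, 'cx': 253.10636079118578, 'cy': 193.5074236898827, 'world_to_cam': array([[ 0.02668227, -0.99961847,  0.00713934, -0.01560845],
       [-0.98105338, -0.02755634, -0.19176788,  0.55866812],
       [ 0.19189145, -0.00188727, -0.98141434,  1.16349276],
       [ 0.        ,  0.        ,  0.        ,  1.        ]])}
{'time_s': 0.1, 'qpos': array([ 1.18279408,  0.41184977, -0.01270366,  1.59695044,  0.0055428 ,
        1.1342928 , -0.08216381]), 'joint_vel': array([-0.00059302, -0.00142025, -0.00197413, -0.0036382 ,  0.00131345,
       -0.0016497 ,  0.00097753]), 'joint_efforts': array([ 3.75667296e-03, -6.01821113e+01,  6.84734937e-01, -3.00082397e+01,
        1.39521580e-02,  6.52490126e-03,  5.50747620e-05]), 'ee_pos': array([ 0.19633054, -0.59291467,  0.24152263]), 'eef_rot': array([-3.10008894e+00, -5.00021458e-01,  4.51315435e-04]), 'force': array([ 0.25178371,  1.11618395, -1.30730516]), 'ft_torque': array([ 0.01416801, -0.03570193, -0.01045205]), 'finger_force': 0.0, 'width': 1.0036988487998997}
```

View pics/side0.png

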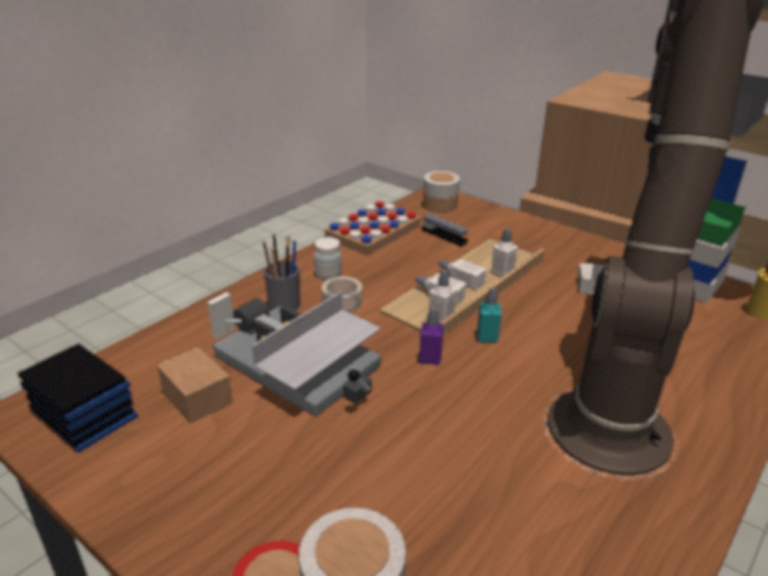

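View pics/top0.png

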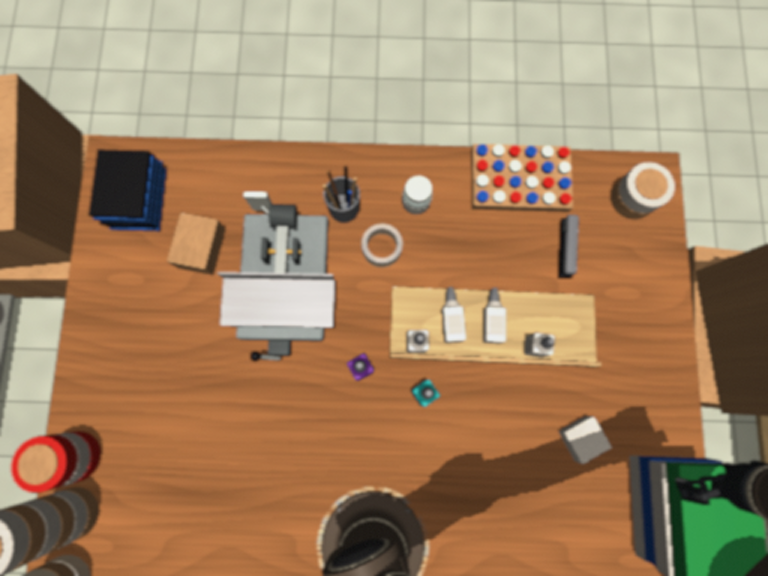

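The top view (1.5x) shows two toppled bottles at (454,318) and (495,318) and two standing ones at (418,341) and (542,344). The scale platform is at (278,300) and the lever knob at (256,356). Now I'll measure them.

Run:
```python
from h import *
T=np.load('top.npz');S=np.load('side.npz')
c=cloud('top',T['d']);s=cloud('side',S['d'])
def q(u,v): 
    u=round(u/1.5);v=round(v/1.5); return np.round(c[v,u],3)
for nm,u,v in [('botA',454,322),('botB',495,324),('nozA',451,292),('nozB',494,293),('st1',418,341),('st2',542,344),('knob',256,356),('plat',278,303),('lane',570,315),('lanecorner',393,291),('c2',594,296),('c3',392,353),('rail',470,359),('hinge',280,350)]: print(nm,q(u,v))
x0,x1,y0,y1=230,420,180,270
save('crop_top',T['p'][y0:y1,x0:x1],4)
cv2.imwrite('pics/crop_scale.png',cv2.resize(T['p'][110:255,130:270][...,::-1],None,fx=4,fy=4,interpolation=cv2.INTER_CUBIC))
# plane-fit toppled tops
for nm,cl,img in(('top',c,T['p']),('side',s,S['p'])):
    white=(img.min(-1)>130)&(img.max(-1).astype(int)-img.min(-1)<40)
    m=white&(cl[...,2]>.045)&(cl[...,2]<.065)&(cl[...,1]<0)&(cl[...,1]>-.5)&(cl[...,0]>.3)&(cl[...,0]<.7)
    n,l,st,ce=cv2.connectedComponentsWithStats(m.astype(np.uint8))
    for k in range(1,n):
        if st[k,4]>40:
            P=cl[l==k]; r=cv2.minAreaRect(P[:,:2].astype(np.float32)*1000); print(nm,ce[k]*1.5,st[k,4],np.round(P.mean(0),4),np.median(P[:,2]),r)
    m=white&(cl[...,2]>.075)&(cl[...,2]<.15)&(cl[...,1]<-.02)&(cl[...,1]>-.5)&(cl[...,0]>.3)&(cl[...,0]<.7)
    n,l,st,ce=cv2.connectedComponentsWithStats(m.astype(np.uint8))
    for k in range(1,n):
        if st[k,4]>15: P=cl[l==k]; print(nm,'tall',ce[k]*1.5,st[k,4],P.min(0),P.max(0))
    m=(cl[...,2]>.068)&(cl[...,2]<.086)&(cl[...,1]>0.0)&(cl[...,1]<.45)&(cl[...,0]>.45)&(cl[...,0]<.65)&white
    P=cl[m]; r=cv2.minAreaRect(P[:,:2].astype(np.float32)*1000);print(nm,'plat',np.median(P[:,2]),r)
    dark=img.max(-1)<60
    m=dark&(cl[...,2]>.06)&(cl[...,2]<.12)&(cl[...,1]>0.1)&(cl[...,1]<.5)&(cl[...,0]>.3)&(cl[...,0]<.5)
    P=cl[m]; print(nm,'knob',len(P),P.mean(0) if len(P) else 0, P.min(0),P.max(0))
```

```text
botA [ 0.489 -0.171  0.056]
botB [ 0.489 -0.264  0.053]
nozA [ 0.56  -0.166  0.045]
nozB [ 0.563 -0.264  0.043]
st1 [ 0.439 -0.085  0.13 ]
st2 [ 0.441 -0.35   0.113]
knob [0.4   0.261 0.099]
plat [0.519 0.227 0.078]
lane [ 0.521 -0.451  0.009]
lanecorner [ 0.567 -0.032  0.008]
c2 [ 0.571 -0.515 -0.002]
c3 [ 0.419 -0.031  0.032]
rail [ 0.41  -0.208  0.036]
hinge [0.419 0.221 0.036]
top [393.62727273 250.44545455] 55 [ 0.6559 -0.0304  0.0477] 0.047321052911929895 ((660.5781860351562, -29.40731430053711), (31.409494400024414, 74.61109161376953), 68.35789489746094)
top [571.03571429 254.67857143] 84 [ 0.6571 -0.4449  0.0492] 0.0494627782231335 ((659.7820434570312, -445.5880432128906), (15.308836936950684, 80.05831146240234), 88.5492172241211)
top [453.77777778 322.33796296] 324 [ 0.4897 -0.1701  0.0539] 0.054205839392466704 ((497.07958984375, -170.69129943847656), (97.44076538085938, 44.90113067626953), 5.014953136444092)
top [494.97663551 322.41121495] 321 [ 0.4922 -0.2636  0.0539] 0.054038610056743375 ((499.5416259765625, -264.0408935546875), (41.5013542175293, 97.92294311523438), 89.5
[... 745 characters left out ...]
93.5940170288086), 86.0406723022461)
side [456.41803279 283.62295082] 61 [ 0.4627 -0.1753  0.0558] 0.05593305793703218 ((468.0810546875, -173.7445831298828), (39.7425422668457, 46.66237258911133), 88.86884307861328)
side tall [505.57894737 246.75      ] 76 [ 0.4192361  -0.37907454  0.08108969] [ 0.46869902 -0.33297308  0.10454766]
side tall [443.04285714 290.5       ] 105 [ 0.41925578 -0.10827978  0.08222675] [ 0.46696507 -0.06197933  0.11985234]
side plat 0.07731905745930368 ((556.8367309570312, 228.9607696533203), (185.66619873046875, 249.78286743164062), 0.227741539478302)
side knob 46 [0.39380494 0.27112559 0.0921703 ] [0.38666976 0.26071624 0.07814074] [0.40374073 0.27954665 0.10017714]
```

View pics/crop_top.png

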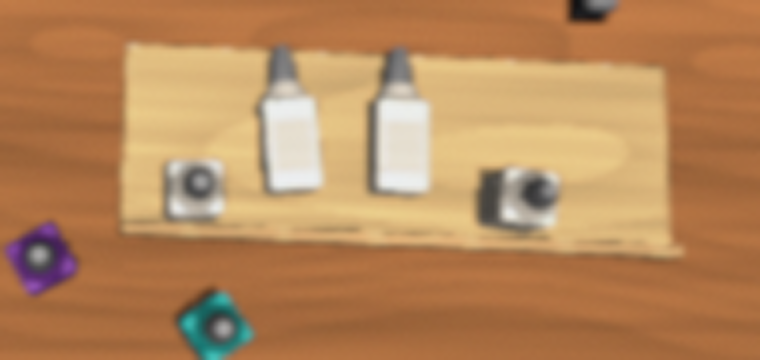

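View pics/crop_scale.png

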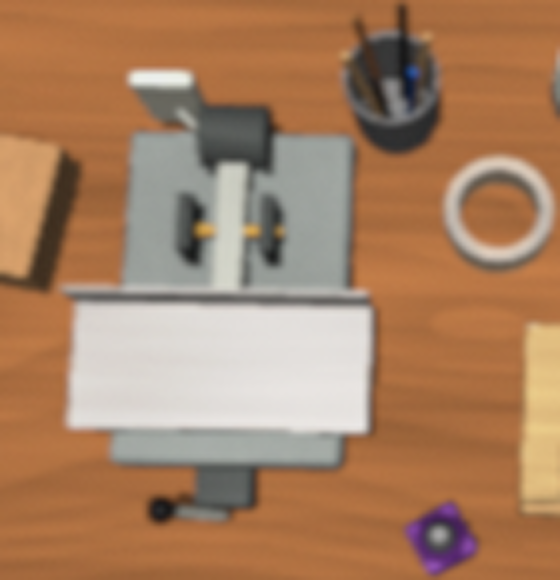

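Emit:
move_arm(
  steps=[
    [0.03, 0.02, 0.01, 0, 0, -0.08],
    [0.03, 0.02, 0.01, 0, 0, -0.08],
    [0.03, 0.02, 0.01, 0, 0, -0.08],
    [0.03, 0.02, 0.01, 0, 0, -0.08],
    [0.03, 0.02, 0.01, 0, 0, 0],
  ],
  hand=1,
)

```text
time_s: 0.6
ee_pos: [0.3474, -0.4922, 0.2923]
eef_rot: [-3.141, 0.005, 0.001]
force: [0.7, 0.1, -0.2]
width: 0.998
finger_force: 0.0
```

```bash
cat >> h.py <<'E'
import json
def log():
    s=bot.get_state(); open('log.jsonl','a').write(json.dumps([list(s['qpos']),list(s['ee_pos']),list(s['eef_rot'])])+'\n')
    print(round(s['time_s'],2),np.round(s['qpos'],3),np.round(s['ee_pos'],4),np.round(s['eef_rot'],3),np.round(s['force'],1))
E
echo '[[1.18279408,0.41184977,-0.01270366,1.59695044,0.0055428,1.1342928,-0.08216381],[0.19633054,-0.59291467,0.24152263],[-3.10008894,-0.500021458,0.000451315]]'>log.jsonl
python3 -c "
from h import *
log()
print([a for a in dir(bot) if a[0]!='_'])"
```

```text
0.6 [ 0.887  0.336 -0.014  1.586  0.005  1.22  -0.703] [ 0.3474 -0.4922  0.2923] [-3.141e+00  5.000e-03  1.000e-03] [ 0.7  0.1 -0.2]
['IKError', 'finish_job', 'get_state', 'tips_ahead']
```

Emit:
move_arm(
  steps=[
    [0.03, 0.03, 0, 0, 0.1, 0],
    [0.03, 0.03, 0, 0, 0.1, 0],
    [0.03, 0.03, 0, 0, 0.1, 0],
    [0.02, 0.03, 0, 0, 0.1, 0],
    [0.02, 0.03, 0, 0, 0.1, 0],
  ],
)

```text
time_s: 1.1
ee_pos: [0.4776, -0.3418, 0.2923]
eef_rot: [3.041, 0.0, -0.783]
force: [-0.6, -1.0, -0.4]
width: 1.005
finger_force: 0.0
```

```bash
python3 -c "
from h import *
log()"
```

```text
1.1 [ 0.443  0.585 -0.034  1.298  0.216  1.724 -1.178] [ 0.4776 -0.3418  0.2923] [ 3.041  0.    -0.783] [-0.6 -1.  -0.4]
```

Emit:
move_arm(
  steps=[
    [0, 0.01, 0, 0, -0.14, 0.05],
    [0, 0.01, 0, 0, -0.14, 0.05],
    [0, 0.01, 0, 0, -0.14, 0.05],
    [0, 0.01, 0, 0, -0.14, 0],
    [0, 0.01, 0, 0, -0.14, 0],
  ],
)

```text
time_s: 1.6
ee_pos: [0.4767, -0.293, 0.2927]
eef_rot: [3.06, 0.211, 0.317]
force: [-0.0, -0.7, -0.2]
width: 0.997
finger_force: 0.0
```

```bash
python3 -c "
from h import *
log()"
```

```text
1.6 [ 0.642  0.155 -0.158  1.843 -0.043  0.941 -0.922] [ 0.4767 -0.293   0.2927] [3.06  0.211 0.317] [-0.  -0.7 -0.2]
```

Emit:
move_arm(
  steps=[
    [0, 0, 0, 0.1, -0.1, 0],
    [0, 0, 0, 0.1, -0.1, 0],
    [0, 0, 0, 0.1, -0.1, 0],
    [0, 0, 0, 0.1, -0.1, 0],
    [0, 0, 0, 0.1, -0.1, 0],
  ],
)

```text
time_s: 2.1
ee_pos: [0.4764, -0.2944, 0.2933]
eef_rot: [-2.55, -0.091, -0.997]
force: [0.5, 0.6, -1.0]
width: 1.004
finger_force: 0.0
```

```bash
python3 -c "
from h import *
log()"
```

```text
2.1 [ 1.08   0.276 -0.183  1.959 -0.955  1.045 -0.03 ] [ 0.4764 -0.2944  0.2933] [-2.55  -0.091 -0.997] [ 0.5  0.6 -1. ]
```

Emit:
move_arm(
  steps=[
    [0, 0.02, 0, -0.1, -0.1, 0],
    [0, 0.02, 0, -0.1, -0.1, 0],
    [0, 0.02, 0, -0.1, -0.1, 0],
    [0, 0.02, 0, -0.1, -0.1, 0],
    [0, 0, 0, -0.1, -0.1, 0],
  ],
)

```text
time_s: 2.6
ee_pos: [0.478, -0.2503, 0.2682]
eef_rot: [-2.626, -0.315, -1.37]
force: [0.5, -0.4, -3.5]
width: 0.995
finger_force: 0.0
```

```bash
python3 -c "
from h import *
log()"
```

```text
2.6 [ 1.903  0.454 -1.222  2.203 -1.017  0.494  0.346] [ 0.478  -0.2503  0.2682] [-2.626 -0.315 -1.37 ] [ 0.5 -0.4 -3.5]
```

Emit:
move_arm(
  steps=[
    [0, 0, 0.02, 0, -0.1, 0],
    [0, 0, 0.02, 0, -0.1, 0],
    [0, 0, 0.02, 0, -0.1, 0],
    [0, 0, 0, 0, -0.1, 0],
    [0, 0, 0, 0, -0.1, 0],
  ],
)

```text
time_s: 3.1
ee_pos: [0.4724, -0.2902, 0.3145]
eef_rot: [-2.226, -0.416, -1.961]
force: [-0.3, 0.8, 0.3]
width: 1.001
finger_force: 0.0
```

```bash
python3 -c "
from h import *
log()"
```

```text
3.1 [ 2.108  1.064 -1.464  2.215 -1.032  0.364  0.814] [ 0.4724 -0.2902  0.3145] [-2.226 -0.416 -1.961] [-0.3  0.8  0.3]
```

```bash
cat > kin.py <<'E'
import numpy as np, json, itertools
from scipy.spatial.transform import Rotation as R
from scipy.optimize import least_squares
def fk(q,p,s):
    t=np.zeros(3);M=R.identity()
    ax='zyzyzyz'
    off=[p[0],0,p[1],0,p[2],0,p[3]]
    tr=[(0,0,p[4]),(0,0,p[5]),(p[6],0,0),(p[7],0,p[8]),(0,0,0),(p[9],0,p[10]),(0,0,0)]
    for i in range(7):
        M=M*R.from_euler(ax[i],s[i]*q[i]+off[i]); t=t+M.apply(tr[i])
    return t,M
if __name__=='__main__':
    L=[json.loads(l) for l in open('log.jsonl')]
    best=None
    for s in itertools.product([1,-1],repeat=4):
        s=[s[0],1,s[1],1,s[2],1,s[3]]
        def f(p):
            e=[]
            for q,x,r in L:
                t,M=fk(q,p,s); e+=list((t-x)*3)+list((M.inv()*R.from_rotvec(r)).as_rotvec())
            return np.array(e)
        for c7 in(0,np.pi/2,np.pi):
            r=least_squares(f,[0,0,0,c7,.3,.4,0,0,.4,0,.2])
            if best is None or r.cost<best[0]: best=(r.cost,s,r.x)
    print(best[0],best[1],np.round(best[2],4)); json.dump([best[1],list(best[2])],open('kin.json','w'))
E
python3 kin.py
```

```text
0.007091344933128709 [-1, 1, -1, 1, -1, 1, -1] [-0.0264 -0.0437 -0.0059  1.5174  0.3143  0.5578 -0.0229  0.0542  0.4696
 -0.018   0.3425]
```

```bash
cat > kin2.py <<'E'
import numpy as np, json
from scipy.spatial.transform import Rotation as R
from scipy.optimize import least_squares
S=[-1,1,-1,1,-1,1,-1]
def fk(q,p):
    t=np.zeros(3);M=R.identity(); off=p[:7]
    tr=np.array([(0,0,p[7]),(0,p[8],p[9]),(p[10],0,0),(p[11],p[12],p[13]),(0,p[14],0),(p[15],0,p[16]),(0,0,0)])
    for i in range(7):
        M=M*R.from_euler('zyzyzyz'[i],S[i]*q[i]+off[i]); t=t+M.apply(tr[i])
    return t,M
def fit():
    L=[json.loads(l) for l in open('log.jsonl')]
    def f(p):
        e=[]
        for q,x,r in L:
            t,M=fk(q,p); e+=list((t-x)*3)+list((M.inv()*R.from_rotvec(r)).as_rotvec())
        return np.array(e+list(.002*(p-p0)))
    p0=np.array([0,0,0,0,0,0,np.pi/2,.3143,0,.5578,0,0,0,.47,0,0,.3425])
    r=least_squares(f,p0); e=f(r.x)[:-17].reshape(-1,6)
    json.dump(list(r.x),open('k2.json','w')); return r.x,e
if __name__=='__main__':
    p,e=fit(); print(np.round(p,4)); print(np.round(e,3))
E
python3 kin2.py
```

```text
[-0.0000e+00  0.0000e+00 -0.0000e+00 -0.0000e+00 -0.0000e+00 -0.0000e+00
  1.5708e+00  2.8400e-01 -2.9200e-02  5.3360e-01 -0.0000e+00  0.0000e+00
 -1.8800e-02  4.5250e-01 -4.0000e-04 -0.0000e+00  3.3950e-01]
[[ 0. -0.  0. -0.  0. -0.]
 [ 0. -0.  0. -0.  0. -0.]
 [ 0. -0.  0. -0.  0.  0.]
 [-0.  0. -0.  0.  0. -0.]
 [ 0.  0.  0.  0. -0. -0.]
 [-0. -0.  0.  0. -0. -0.]
 [ 0.  0. -0.  0.  0.  0.]]
```

```bash
cat > ik.py <<'E'
import numpy as np, json
from scipy.spatial.transform import Rotation as R
from scipy.optimize import least_squares
from kin2 import fk
P=np.array(json.load(open('k2.json')))
lo=np.array([-2.95,-.29,-1.47,.14,-1.03,.13,-2.86]);hi=np.array([2.95,1.99,1.44,2.54,4.17,1.85,2.86])
def tool(pitch,yaw=0,half=0):
    # pitch: + tips forward (away), heading yaw; fingers close along heading's normal
    return R.from_euler('z',yaw)*R.from_euler('y',-pitch)*R.from_rotvec([np.pi,0,0])*R.from_euler('z',np.pi*half)
def ik(pos,M,q0,w=.003,m=.02):
    def f(q):
        t,N=fk(q,P); return np.r_[(t-pos)*3,(N.inv()*M).as_rotvec(),w*(q-q0)]
    r=least_squares(f,np.clip(q0,lo+m+.01,hi-m-.01),bounds=(lo+m,hi-m)); e=f(r.x)
    return r.x,np.linalg.norm(e[:3])/3,np.linalg.norm(e[3:6])
def search(pos,M,n=25,seed=0):
    g=np.random.default_rng(seed);out=[]
    for k in range(n):
        q,e,a=ik(pos,M,g.uniform(lo+.1,hi-.1),1e-4)
        if e<.002 and a<.01: out.append((np.min(np.minimum(q-lo,hi-q)),q))
    return sorted(out,key=lambda z:-z[0])
E
python3 - <<'E'
from ik import *
for nm,pos in(('grasp',[.49,-.22,.05]),('lane',[.44,-.22,.07]),('plat',[.50,.15,.13]),('plat2',[.5,.31,.13])):
  for pitch in ([-.7,-.5,-.3,0] if nm=='grasp' else [.8,1.0,1.2,1.5]):
    for half in(0,1):
      o=search(np.array(pos),tool(pitch,0,half),12)
      print(nm,pitch,half,len(o),*[(round(m,2),np.round(q,2)) for m,q in o[:1]])
E
```

```text
grasp -0.7 0 8 (np.float64(0.37), array([-0.14,  0.99,  0.66,  1.48, -0.25,  1.48, -1.01]))
grasp -0.7 1 6 (np.float64(0.37), array([0.16, 0.89, 0.13, 1.45, 0.07, 1.48, 1.81]))
grasp -0.5 0 8 (np.float64(0.58), array([-0.15,  0.86,  0.64,  1.63, -0.29,  1.27, -1.  ]))
grasp -0.5 1 5 (np.float64(0.58), array([0.25, 0.76, 0.01, 1.6 , 0.12, 1.27, 1.76]))
grasp -0.3 0 8 (np.float64(0.78), array([ 0.49,  0.67, -0.3 ,  1.74,  0.28,  1.07, -1.52]))
grasp -0.3 1 5 (np.float64(0.79), array([ 0.3 ,  0.65, -0.03,  1.75,  0.12,  1.03,  1.77]))
grasp 0 0 8 (np.float64(0.6), array([ 0.95,  0.67, -0.83,  1.94,  0.67,  0.83, -1.82]))
grasp 0 1 5 (np.float64(0.59), array([ 0.72,  0.57, -0.51,  1.95,  0.41,  0.72,  1.54]))
lane 0.8 0 7 (np.float64(0.04), array([ 1.76,  1.12, -1.42,  2.5 ,  2.25,  0.63, -2.82]))
lane 0.8 1 5 (np.float64(0.03), array([ 1.69,  0.92, -1.26,  2.51,  2.54,  0.48, -0.04]))
lane 1.0 0 0
lane 1.0 1 0
lane 1.2 0 0
lane 1.2 1 0
lane 1.5 0 3 (np.float64(0.02), array([ 2.23,  1.97, -1.14,  2.48,  3.29,  0.35, -2.72]))
lane 1.5 1 3 (np.float64(0.02), array([ 2.23,  1.97, -1.14,  2.
[... 311 characters left out ...]
0.28), array([-0.23,  0.59, -0.94,  2.26,  1.72,  1.09,  2.33]))
plat2 0.8 1 6 (np.float64(0.28), array([-0.27,  0.56, -0.89,  2.26,  1.71,  1.06, -0.82]))
plat2 1.0 0 3 (np.float64(0.2), array([-0.45,  0.64, -0.78,  2.34,  1.88,  1.29,  2.06]))
plat2 1.0 1 6 (np.float64(0.21), array([-0.36,  0.7 , -0.9 ,  2.33,  1.9 ,  1.37, -1.04]))
plat2 1.2 0 3 (np.float64(0.16), array([-0.62,  0.77, -0.65,  2.38,  1.99,  1.55,  1.85]))
plat2 1.2 1 6 (np.float64(0.17), array([-0.5 ,  0.83, -0.8 ,  2.37,  2.01,  1.66, -1.22]))
plat2 1.5 0 4 (np.float64(0.14), array([-1.43,  0.97,  0.23,  2.4 ,  1.9 ,  1.38,  1.3 ]))
plat2 1.5 1 5 (np.float64(0.13), array([-1.54,  1.01,  0.35,  2.41,  1.89,  1.28, -1.89]))
```

Run:
```python
from ik import *
for b in(.75,.85,.95):
  o=search(np.array([.49,-.22,.05]),tool(-b,0,0),10); print('grasp',b,*[(round(m,2),np.round(q,2)) for m,q in o[:1]])
for pos in([.505,.15,.13],[.505,.30,.13]):
  for a in(.8,1.0,1.2):
    for yaw in np.radians([-135,-90,-60,-30,30,60,90,135]):
      o=search(np.array(pos),tool(a,yaw,0),8)+search(np.array(pos),tool(a,yaw,1),8)
      o=sorted(o,key=lambda z:-z[0])
      print(pos[1],a,round(np.degrees(yaw)),len(o),*[(round(m,2),np.round(q,2)) for m,q in o[:1]])
```

```text
grasp 0.75 (np.float64(0.31), array([-0.14,  1.02,  0.66,  1.44, -0.25,  1.54, -1.01]))
grasp 0.85 (np.float64(0.21), array([-0.14,  1.09,  0.67,  1.37, -0.23,  1.64, -1.01]))
grasp 0.95 (np.float64(0.11), array([-0.13,  1.16,  0.68,  1.3 , -0.22,  1.74, -1.01]))
0.15 0.8 -135 6 (np.float64(0.21), array([-0.87,  0.91,  0.63,  1.44, -0.12,  1.64, -1.01]))
0.15 0.8 -90 5 (np.float64(0.63), array([-1.13,  0.75,  0.58,  1.76,  0.28,  1.22, -0.75]))
0.15 0.8 -60 11 (np.float64(0.54), array([-0.63,  0.55, -0.28,  2.  ,  0.96,  1.21, -1.02]))
0.15 0.8 -30 10 (np.float64(0.27), array([-0.32,  0.48, -0.65,  2.27,  1.42,  1.09, -0.99]))
0.15 0.8 30 2 (np.float64(0.02), array([ 0.04,  0.3 , -0.33,  2.52,  3.38,  0.45, -1.55]))
0.15 0.8 60 9 (np.float64(0.02), array([ 0.89,  0.63, -1.06,  2.28, -1.01,  0.17, -2.65]))
0.15 0.8 90 11 (np.float64(0.29), array([ 0.52,  0.59, -0.56,  2.02, -0.74,  0.79,  0.62]))
0.15 0.8 135 8 (np.float64(0.51), array([ 0.28,  0.78, -0.49,  1.6 , -0.3 ,  1.34,  0.76]))
0.15 1.0 -135 6 (np.float64(0.03), array([-0.86,  1.04,  0.63,  1.32, -0.08,  1.82, -0.99]))
0.15 1
[... 2307 characters left out ...]
, -1.17,  2.03, -0.24,  0.4 ,  0.09]))
0.3 1.0 135 8 (np.float64(0.51), array([ 0.14,  0.92, -0.56,  1.5 , -0.44,  1.34,  0.67]))
0.3 1.2 -135 0
0.3 1.2 -90 5 (np.float64(0.13), array([-1.25,  1.12,  0.59,  1.3 ,  0.28,  1.72, -0.8 ]))
0.3 1.2 -60 5 (np.float64(0.56), array([-1.47,  0.97,  0.57,  1.69,  0.58,  1.29, -0.82]))
0.3 1.2 -30 8 (np.float64(0.45), array([-1.62,  0.83,  0.55,  2.09,  1.1 ,  0.91,  2.04]))
0.3 1.2 30 0
0.3 1.2 60 3 (np.float64(0.13), array([ 0.23,  0.72, -0.52,  2.41,  3.93,  0.9 ,  1.77]))
0.3 1.2 90 9 (np.float64(0.27), array([ 0.74,  1.13, -1.12,  2.03, -0.6 ,  0.45, -2.59]))
0.3 1.2 135 8 (np.float64(0.4), array([ 0.18,  1.04, -0.59,  1.44, -0.51,  1.45,  0.71]))
```

```bash
cat >> h.py <<'E'
from ik import tool,R
def plan(pos,pitch,yaw=0,half=0,maxd=.045,maxr=.14):
    """grasp point target (8 mm behind the TCP); prints rows from current pose"""
    s=bot.get_state(); M=tool(pitch,yaw,half); tcp=np.array(pos)+M.apply([0,0,.008])
    d=tcp-s['ee_pos']; r=(M*R.from_rotvec(s['eef_rot']).inv()).as_rotvec()
    n=int(np.ceil(max(np.linalg.norm(d)/maxd,np.linalg.norm(r)/maxr,1)))
    log(); print('d',np.round(d,4),'r',np.round(r,3),'n',n,'row',np.round(np.r_[d/n,r/n],4))
E
cat > bots.py <<'E'
from h import *
def bots(ylim=(-.55,-.0),xlim=(.36,.7),zc=(.044,.066)):
    for n in('top','side'):
        p,d=cap(n);c=cloud(n,d)
        w=(p.min(-1)>120)&(p.max(-1).astype(int)-p.min(-1)<40)&(c[...,0]>xlim[0])&(c[...,0]<min(.62,xlim[1]))&(c[...,1]>ylim[0])&(c[...,1]<ylim[1])
        m=w&(c[...,2]>zc[0])&(c[...,2]<zc[1])
        k,l,st,ce=cv2.connectedComponentsWithStats(m.astype(np.uint8))
        for i in range(1,k):
            if st[i,4]>40:
                P=c[l==i];b=P[np.abs(P[:,2]-np.median(P[:,2]))<.004]
                x=b[:,0];q=np.percentile(x,[2,98]);bins=np.linspace(q[0]+.005,q[0]+.075,8);Y=[]
                for a,e in zip(bins,bins[1:]):
                    yy=b[(x>=a)&(x<e)][:,1]
                    if len(yy)>3: Y.append([(a+e)/2,(yy.min()+yy.max())/2])
                Y=np.array(Y); f=np.polyfit(Y[:,0],Y[:,1],1) if len(Y)>2 else [0,0]
                print(n,'lying',st[i,4],'z',round(np.median(b[:,2]),4),'x',np.round(q,4),'ymid',np.round(b[:,1].min()/2+b[:,1].max()/2,4),'slope',np.round(f[0],3),'y@mid',np.round(np.polyval(f,q[0]+.045),4))
if __name__=='__main__':
    bots()
    c=cloud('top',np.load('top.npz')['d']);p=np.load('top.npz')['p']
    # lane edge far/near
    m=(c[...,2]>.004)&(c[...,2]<.016)&(c[...,0]>.38)&(c[...,0]<.62)&(c[...,1]<0)&(c[...,1]>-.55)&(p[...,0].astype(int)>165)&(p[...,1].astype(int)>130)&(p[...,2]<150)
    P=c[m].astype(np.float32);print('lane',np.median(P[:,2]),cv2.minAreaRect(P[:,:2]*1000))
    for n in('top','side'):
        c=cloud(n,np.load(n+'.npz')['d'])
        m=(c[...,2]>.03)&(c[...,2]<.042)&(c[...,0]>.39)&(c[...,0]<.425)&(c[...,1]<0)&(c[...,1]>-.55)
        P=c[m];print('rail',len(P),np.polyfit(P[:,1],P[:,0],1),P.min(0),P.max(0))
        for lo,hi in((-.13,-.05),(-.40,-.31)):
            m=(c[...,2]>.02)&(c[...,2]<.15)&(c[...,0]>.415)&(c[...,0]<.475)&(c[...,1]<hi)&(c[...,1]>lo)
            P=c[m]; print(n,'stand body bounds',np.percentile(P,[1,99],axis=0).round(4).tolist(),'top',P[P[:,2]>.11].mean(0).round(4))
E
python3 bots.py; python3 -c "
from h import *
plan([.45,-.22,.30],-.52,0,0)"
```

```text
top lying 307 z 0.0547 x [0.4517 0.5329] ymid -0.2644 slope 0.028 y@mid -0.2646
top lying 330 z 0.0546 x [0.4513 0.5275] ymid -0.1716 slope 0.093 y@mid -0.17
side lying 151 z 0.056 x [0.4476 0.5248] ymid -0.2624 slope 0.037 y@mid -0.2625
side lying 45 z 0.0559 x [0.5021 0.527 ] ymid -0.1613 slope 0 y@mid 0.0
side lying 67 z 0.0566 x [0.4447 0.4864] ymid -0.1729 slope -0.405 y@mid -0.1857
lane 0.008968083 ((491.47601318359375, -270.3184509277344), (480.9498596191406, 169.95956420898438), 89.260498046875)
rail 284 [0.01635157 0.41521805] [ 0.40405076 -0.5062987   0.03002515] [ 0.41968627 -0.03110198  0.04144671]
top stand body bounds [[0.4165, -0.1151, 0.0315], [0.4662, -0.06, 0.1398]] top [ 0.4434 -0.0867  0.1282]
top stand body bounds [[0.429, -0.3841, 0.041], [0.4676, -0.3399, 0.1393]] top [ 0.4438 -0.3587  0.128 ]
rail 281 [0.01432669 0.41291868] [ 0.3990707  -0.50540583  0.03008131] [ 0.42446423 -0.04183559  0.04198802]
side stand body bounds [[0.418, -0.1085, 0.029], [0.4629, -0.0612, 0.1378]] top [ 0.4397 -0.0812  0.1244]
side stand body bounds [[0.4175, -0.3799, 0.022], [0.4668, -0.333, 0.137]] top [ 0.4405 -0.3574  0.1244]
3.2 [ 2.108  1.078 -1.46   2.217 -1.032  0.364  0.811] [ 0.4716 -0.2906  0.3118] [-2.214 -0.397 -1.961] [-0.3 -0.2 -0. ]
d [-0.0256  0.0706 -0.0187] r [-0.261  1.952 -0.256] n 15 row [-0.0017  0.0047 -0.0012 -0.0174  0.1301 -0.0171]
```

Emit:
move_arm(
  steps=[
    [-0.002, 0.005, 0.0, -0.0174, 0.13, -0.0171],
    [-0.002, 0.005, 0.0, -0.0174, 0.13, -0.0171],
    [-0.002, 0.005, 0.0, -0.0174, 0.13, -0.0171],
    [-0.002, 0.005, 0.0, -0.0174, 0.13, -0.0171],
    [-0.002, 0.005, 0.0, -0.0174, 0.13, -0.0171],
  ],
  hand=0.6,
)

```text
time_s: 3.7
ee_pos: [0.4637, -0.2634, 0.3155]
eef_rot: [-2.757, -0.331, -1.209]
force: [1.6, -0.2, -1.2]
width: 0.8
finger_force: 0.0
```

Emit:
move_arm(
  steps=[
    [-0.002, 0.005, 0.0, -0.0174, 0.13, -0.0171],
    [-0.002, 0.005, 0.0, -0.0174, 0.13, -0.0171],
    [-0.002, 0.005, 0.0, -0.0174, 0.13, -0.0171],
    [-0.002, 0.005, 0.0, -0.0174, 0.13, -0.0171],
    [-0.002, 0.005, 0.0, -0.0174, 0.13, -0.0171],
  ],
)

```text
time_s: 4.2
ee_pos: [0.4541, -0.2391, 0.3179]
eef_rot: [-3.052, -0.201, -0.321]
force: [-1.1, 1.3, -0.3]
width: 0.802
finger_force: 0.0
```

Emit:
move_arm(
  steps=[
    [-0.002, 0.005, 0.0, -0.0174, 0.13, -0.0171],
    [-0.002, 0.005, 0.0, -0.0174, 0.13, -0.0171],
    [-0.002, 0.005, 0.0, -0.0174, 0.13, -0.0171],
    [-0.002, 0.005, 0.0, -0.0174, 0.13, -0.0171],
    [-0.002, 0.005, 0.0, -0.0174, 0.13, -0.0171],
  ],
)

```text
time_s: 4.7
ee_pos: [0.4446, -0.2134, 0.319]
eef_rot: [-3.053, -0.037, 0.677]
force: [0.2, 0.0, -1.2]
width: 0.802
finger_force: 0.0
```

```bash
python3 -c "
from h import *
from ik import *
plan([.495,-.170,.15],-.52,.09,0)
q=bot.get_state()['qpos']
for pos,pt,yw in(([.495,-.17,.15],-.52,.09),([.495,-.17,.038],-.52,.09),([.5,.17,.22],1.05,-np.pi/2),([.5,.17,.125],1.05,-np.pi/2)):
    M=tool(pt,yw); q,e,a=ik(np.array(pos)+M.apply([0,0,.008]),M,q,1e-3); print(np.round(q,2),round(e,4),round(a,3))
"
```

```text
4.7 [ 0.831  0.506 -0.823  1.492  0.356  1.744 -1.573] [ 0.4446 -0.2134  0.319 ] [-3.053 -0.037  0.677] [ 0.2  0.  -1.2]
d [ 0.0464  0.0431 -0.176 ] r [-0.024  0.083  0.071] n 5 row [ 0.0093  0.0086 -0.0352 -0.0048  0.0165  0.0142]
[ 0.64  0.76 -0.75  1.55  0.49  1.57 -1.73] 0.0 0.0
[ 0.61  0.9  -0.7   1.6   0.57  1.41 -1.78] 0.0 0.0
[-1.44  1.25  1.42  1.66 -0.27  1.39 -2.84] 0.0349 0.364
[-1.5   1.43  1.42  1.79 -0.5   1.24 -2.84] 0.0418 0.307
```

```bash
cat > sim.py <<'E'
from ik import *
def follow(q,wps,n=20,verbose=1):
    """wps: list of (grasp pos, R); straight screw-ish interpolation; min-change IK"""
    t,M=fk(q,P)
    worst=9
    for pos,Mt in wps:
        tt=np.array(pos)+Mt.apply([0,0,.008]); r=(Mt*M.inv()).as_rotvec(); 
        k=max(int(np.ceil(np.linalg.norm(r)/.14)),int(np.ceil(np.linalg.norm(tt-t)/.045)),1)
        for i in range(1,k+1):
            q2,e,a=ik(t+(tt-t)*i/k,R.from_rotvec(r*i/k)*M,q,2e-3)
            dq=np.abs(q2-q).max(); q=q2
            worst=min(worst,np.min(np.minimum(q-lo,hi-q)))
        if verbose: print(np.round(q,2),'err',round(e,4),round(a,3),'k',k,'r',np.round(r,2),'worst',round(worst,2),'dq',round(dq,2))
        t,M=tt,Mt
    return q
E
python3 - <<'E'
from sim import *
q0=np.array([.831,.506,-.823,1.492,.356,1.744,-1.573]);h=np.pi/2
g=tool(-.52,.09,0)
pre=[([.495,-.17,.15],g),([.495,-.17,.038],g),([.495,-.17,.25],g)]
fin=[([.5,.17,.22],tool(1.05,-h)),([.5,.17,.125],tool(1.05,-h))]
print('direct');follow(q0,pre+fin)
print('swing, roll +');follow(q0,pre+[([.5,0,.25],tool(.52,-h-.4,1)),([.5,.17,.25],tool(1.05,-h,1)),([.5,.17,.25],tool(1.05,-h,1)*R.from_euler('z',1.57))]+fin)
print('swing, roll -');follow(q0,pre+[([.5,0,.25],tool(.52,-h-.4,1)),([.5,.17,.25],tool(1.05,-h,1)),([.5,.17,.25],tool(1.05,-h,1)*R.from_euler('z',-1.57))]+fin)
print('via down');follow(q0,pre+[([.5,0,.25],tool(0,0)),([.5,0,.25],tool(0,-h)),]+fin)
E
```

```text
direct
[ 0.64  0.77 -0.76  1.55  0.49  1.57 -1.73] err 0.0 0.0 k 5 r [-0.02  0.08  0.07] worst 0.15 dq 0.06
[ 0.61  0.9  -0.71  1.6   0.57  1.41 -1.78] err 0.0 0.0 k 3 r [0. 0. 0.] worst 0.15 dq 0.05
[ 0.65  0.66 -0.79  1.47  0.43  1.73 -1.68] err 0.0 0.0 k 5 r [0. 0. 0.] worst 0.12 dq 0.07
[-1.44  1.25  1.42  1.66 -0.27  1.39 -2.84] err 0.0349 0.364 k 16 r [-1.16 -1.27 -1.28] worst 0.02 dq 0.07
[-1.5   1.43  1.42  1.79 -0.5   1.24 -2.84] err 0.0418 0.307 k 3 r [0. 0. 0.] worst 0.02 dq 0.08
swing, roll +
[ 0.64  0.77 -0.76  1.55  0.49  1.57 -1.73] err 0.0 0.0 k 5 r [-0.02  0.08  0.07] worst 0.15 dq 0.06
[ 0.61  0.9  -0.71  1.6   0.57  1.41 -1.78] err 0.0 0.0 k 3 r [0. 0. 0.] worst 0.15 dq 0.05
[ 0.65  0.66 -0.79  1.47  0.43  1.73 -1.68] err 0.0 0.0 k 5 r [0. 0. 0.] worst 0.12 dq 0.07
[ 0.38  0.61 -1.05  1.7   0.74  1.66 -1.25] err 0.0 0.0 k 8 r [0.   0.   1.08] worst 0.12 dq 0.06
[-0.63  0.68 -0.27  1.59  0.74  1.83 -1.1 ] err 0.0 0.0 k 5 r [-0.52  0.11  0.39] worst 0.02 dq 0.23
[-0.84  0.66  0.04  1.61  0.64  1.72 -2.56] err 0.0 0.0 k 12 r [ 0.   -1.36 -0.78] worst 0.02 dq 0.12
[-1.
[... 991 characters left out ...]
5
via down
[ 0.64  0.77 -0.76  1.55  0.49  1.57 -1.73] err 0.0 0.0 k 5 r [-0.02  0.08  0.07] worst 0.15 dq 0.06
[ 0.61  0.9  -0.71  1.6   0.57  1.41 -1.78] err 0.0 0.0 k 3 r [0. 0. 0.] worst 0.15 dq 0.05
[ 0.65  0.66 -0.79  1.47  0.43  1.73 -1.68] err 0.0 0.0 k 5 r [0. 0. 0.] worst 0.12 dq 0.07
[ 0.68  0.34 -0.95  1.85  0.31  1.11 -1.95] err 0.0 0.0 k 4 r [ 0.02 -0.52 -0.09] worst 0.12 dq 0.16
[-1.01  0.34  1.16  1.94 -0.36  1.09 -2.84] err 0.0 0.0 k 12 r [ 0.    0.   -1.57] worst 0.02 dq 0.24
[-1.44  1.25  1.42  1.66 -0.27  1.39 -2.84] err 0.035 0.364 k 8 r [-1.05  0.    0.  ] worst 0.02 dq 0.09
[-1.5   1.43  1.42  1.79 -0.5   1.24 -2.84] err 0.0418 0.307 k 3 r [0. 0. 0.] worst 0.02 dq 0.08
```

Run:
```python
from sim import *
q0=np.array([.831,.506,-.823,1.492,.356,1.744,-1.573]);h=np.pi/2
g=tool(-.52,.09,0)
pre=[([.495,-.17,.15],g),([.495,-.17,.038],g),([.495,-.17,.25],g)]
qg=follow(q0,pre,verbose=0)
for yw in(-h,-1.2,-.9):
    print('via down+',yw);q=follow(qg,[([.5,0,.25],tool(0,0)),([.5,0,.25],tool(0,1.57)),([.5,.1,.25],tool(0.,3.1)),([.5,.17,.25],tool(0.,yw)),([.5,.17,.22],tool(1.05,yw)),([.5,.17,.125],tool(1.05,yw))])
    print('swing-',yw);q=follow(qg,[([.5,0,.25],tool(.3,yw-.4,1)),([.5,.17,.25],tool(.6,yw,1)),([.5,.17,.25],tool(.6,yw,1)*R.from_euler('z',-1.57)),([.5,.17,.25],tool(.6,yw)),([.5,.17,.22],tool(1.05,yw)),([.5,.17,.125],tool(1.05,yw))])
```

```text
via down+ -1.5707963267948966
[ 0.68  0.34 -0.95  1.85  0.31  1.11 -1.95] err 0.0 0.0 k 4 r [ 0.02 -0.52 -0.09] worst 0.27 dq 0.16
[ 0.9   0.52 -1.33  1.84  0.54  1.22 -0.61] err 0.0 0.0 k 12 r [0.   0.   1.57] worst 0.14 dq 0.11
[ 0.72  0.64 -1.45  1.82  0.66  1.3   0.62] err 0.0 0.0 k 11 r [-0.    0.    1.53] worst 0.02 dq 0.12
[ 0.56  0.68 -1.45  1.78  0.7   1.34  2.09] err 0.0 0.0 k 12 r [-0.    0.    1.61] worst 0.02 dq 0.12
[-0.57  0.73 -0.36  1.6   0.77  1.83  1.97] err 0.0 0.0 k 8 r [-1.05  0.    0.  ] worst 0.02 dq 0.25
[-0.58  0.86 -0.35  1.62  0.79  1.72  1.87] err 0.0 0.0 k 3 r [0. 0. 0.] worst 0.02 dq 0.05
swing- -1.5707963267948966
[ 0.57  0.53 -1.14  1.76  0.65  1.46 -1.15] err 0.0 0.0 k 8 r [ 0.14 -0.19  1.08] worst 0.15 dq 0.07
[-0.    0.68 -1.06  1.64  0.84  1.77 -1.23] err 0.0 0.0 k 4 r [-0.3   0.06  0.4 ] worst 0.08 dq 0.14
[ 0.05  0.75 -1.17  1.64  0.89  1.83  0.29] err 0.0 0.0 k 12 r [-0.    0.89  1.3 ] worst 0.02 dq 0.13
[ 0.05  0.75 -1.17  1.64  0.89  1.83  1.87] err 0.0 0.0 k 12 r [0.   0.89 1.3 ] worst 0.02 dq 0.13
[-0.57  0.73 -0.36  1.6   0.77  1.83  1.97]
[... 1894 characters left out ...]
.32  0.87 -0.88  2.03  1.36  1.77  1.84] err 0.0 0.0 k 3 r [0. 0. 0.] worst 0.02 dq 0.06
swing- -0.9
[ 0.73  0.52 -1.35  1.89  0.81  1.35 -0.63] err 0.0 0.0 k 13 r [ 0.21 -0.14  1.74] worst 0.12 dq 0.09
[ 0.14  0.57 -1.25  1.92  1.06  1.52 -0.79] err 0.0 0.0 k 4 r [-0.27 -0.14  0.4 ] worst 0.12 dq 0.15
[ 0.22  0.72 -1.45  1.91  1.16  1.69  0.7 ] err 0.0 0.0 k 12 r [-0.55  0.69  1.3 ] worst 0.02 dq 0.13
[ 0.22  0.73 -1.45  1.91  1.17  1.7   2.27] err 0.0 0.0 k 12 r [-0.55  0.7   1.3 ] worst 0.02 dq 0.13
[-0.24  0.73 -1.    2.    1.3   1.83  2.  ] err 0.0 0.0 k 4 r [-0.35 -0.28  0.  ] worst 0.02 dq 0.17
[-0.3   0.89 -0.92  2.03  1.38  1.8   1.84] err 0.0 0.0 k 3 r [0. 0. 0.] worst 0.02 dq 0.06
```

Run:
```python
from sim import *
q0=np.array([.831,.506,-.823,1.492,.356,1.744,-1.573]);h=np.pi/2
g=tool(-.52,.09,0)
pre=[([.495,-.17,.15],g),([.495,-.17,.038],g),([.495,-.17,.25],g)]
for a in(-1.1,-1.3,-1.5):
  print(a)
  q=follow(q0,[([.48,-.2,.3],tool(0,0)),([.48,-.2,.3],tool(0,a)),([.48,-.2,.3],tool(0,0))]+pre)
  print('swing');follow(q,[([.5,0,.25],tool(.3,-h-.4,1)),([.5,.17,.25],tool(.6,-h,1)),([.5,.17,.25],tool(.6,-h,1)*R.from_euler('z',-1.57)),([.5,.17,.25],tool(.6,-h)),([.5,.17,.22],tool(1.05,-h)),([.5,.17,.125],tool(1.05,-h))])
```

```text
-1.1
[ 1.03  0.31 -0.9   1.74  0.26  1.22 -1.51] err 0.0 0.0 k 4 r [-0.01 -0.44 -0.02] worst 0.23 dq 0.14
[ 0.89  0.26 -0.71  1.74  0.18  1.2  -2.54] err 0.0 0.0 k 8 r [ 0.   0.  -1.1] worst 0.23 dq 0.13
[ 1.04  0.31 -0.91  1.74  0.26  1.22 -1.51] err 0.0 0.0 k 8 r [0.  0.  1.1] worst 0.23 dq 0.13
[ 0.62  0.76 -0.73  1.55  0.47  1.56 -1.71] err 0.0 0.0 k 4 r [-0.02  0.52  0.09] worst 0.23 dq 0.11
[ 0.59  0.89 -0.68  1.6   0.55  1.4  -1.77] err 0.0 0.0 k 3 r [0. 0. 0.] worst 0.23 dq 0.05
[ 0.64  0.65 -0.76  1.47  0.42  1.72 -1.66] err 0.0 0.0 k 5 r [0. 0. 0.] worst 0.13 dq 0.07
swing
[ 0.55  0.52 -1.11  1.76  0.64  1.45 -1.13] err 0.0 0.0 k 8 r [ 0.14 -0.19  1.08] worst 0.16 dq 0.07
[-0.01  0.67 -1.04  1.64  0.83  1.75 -1.22] err 0.0 0.0 k 4 r [-0.3   0.06  0.4 ] worst 0.1 dq 0.14
[ 0.05  0.75 -1.17  1.64  0.89  1.83  0.29] err 0.0 0.0 k 12 r [-0.    0.89  1.3 ] worst 0.02 dq 0.13
[ 0.05  0.75 -1.17  1.64  0.89  1.83  1.87] err 0.0 0.0 k 12 r [0.   0.89 1.3 ] worst 0.02 dq 0.13
[-0.57  0.73 -0.36  1.6   0.77  1.83  1.97] err 0.0 0.0 k 4 r [-0.45  0.    0.  ] worst 0.02 dq 0.2
[-0.58  
[... 1755 characters left out ...]
 dq 0.06
[ 0.46  0.58 -0.46  1.48  0.29  1.66 -1.53] err 0.0 0.0 k 5 r [0. 0. 0.] worst 0.02 dq 0.07
swing
[ 0.35  0.4  -0.78  1.77  0.49  1.35 -1.  ] err 0.0 0.0 k 8 r [ 0.14 -0.19  1.08] worst 0.22 dq 0.07
[-0.15  0.58 -0.8   1.65  0.73  1.65 -1.12] err 0.0 0.0 k 4 r [-0.3   0.06  0.4 ] worst 0.2 dq 0.12
[ 0.02  0.71 -1.11  1.64  0.86  1.79  0.32] err 0.0 0.0 k 12 r [-0.    0.89  1.3 ] worst 0.06 dq 0.12
[ 0.05  0.75 -1.17  1.64  0.89  1.83  1.87] err 0.0 0.0 k 12 r [0.   0.89 1.3 ] worst 0.02 dq 0.13
[-0.57  0.73 -0.36  1.6   0.77  1.83  1.97] err 0.0 0.0 k 4 r [-0.45  0.    0.  ] worst 0.02 dq 0.2
[-0.58  0.86 -0.35  1.62  0.79  1.72  1.87] err 0.0 0.0 k 3 r [0. 0. 0.] worst 0.02 dq 0.05
```

Emit:
move_arm(
  steps=[
    [0.01, 0, 0, 0, -0.11, 0],
    [0.01, 0, 0, 0, -0.11, 0],
    [0.01, 0, 0, 0, -0.11, 0],
    [0.01, 0, 0, 0, -0.11, 0],
    [0, 0, 0, 0, 0, -0.14],
  ],
)

```text
time_s: 5.2
ee_pos: [0.4836, -0.214, 0.3184]
eef_rot: [-3.128, 0.174, -0.019]
force: [-0.2, 0.2, 0.6]
width: 0.803
finger_force: 0.0
```

Emit:
move_arm(
  steps=[
    [0, 0, 0, 0, 0, -0.14],
    [0, 0, 0, 0, 0, -0.14],
    [0, 0, 0, 0, 0, -0.14],
    [0, 0, 0, 0, 0, -0.14],
    [0, 0, 0, 0, 0, -0.14],
  ],
)

```text
time_s: 5.7
ee_pos: [0.4841, -0.2133, 0.3182]
eef_rot: [-2.875, 1.241, -0.026]
force: [0.1, -0.9, -0.2]
width: 0.8
finger_force: 0.0
```

Emit:
move_arm(
  steps=[
    [0, 0, 0, 0, 0, -0.14],
    [0, 0, 0, 0, 0, -0.14],
    [0, 0, 0, 0, 0, -0.14],
    [0, 0, 0, 0, 0, -0.14],
    [0, 0, 0, 0, 0, -0.14],
  ],
)

```text
time_s: 6.2
ee_pos: [0.4839, -0.2135, 0.3182]
eef_rot: [-2.282, 2.143, -0.033]
force: [0.7, -1.2, -0.1]
width: 0.802
finger_force: 0.0
```

```bash
python3 -c "
from h import *
log()"
```

```text
6.2 [ 0.756  0.215 -0.51   1.712  0.112  1.219 -2.859] [ 0.4839 -0.2135  0.3182] [-2.282  2.143 -0.033] [ 0.7 -1.2 -0.1]
```

Emit:
move_arm(
  steps=[
    [0, 0, 0, 0, 0, -0.14],
    [0, 0, 0, 0, 0, -0.14],
    [0, 0, 0, 0, 0, -0.14],
  ],
)

```text
time_s: 6.5
ee_pos: [0.482, -0.2152, 0.3063]
eef_rot: [2.149, -2.284, -0.003]
force: [0.2, -0.4, -1.0]
width: 0.798
finger_force: 0.0
```

```bash
python3 -c "
from h import *
log()"
```

```text
6.5 [ 0.245  0.194  0.095  1.744 -0.015  1.209 -2.859] [ 0.482  -0.2152  0.3063] [ 2.149 -2.284 -0.003] [ 0.2 -0.4 -1. ]
```

Emit:
move_arm(
  steps=[
    [0, 0, 0, 0, 0, -0.14],
    [0, 0, 0, 0, 0, -0.14],
    [0, 0, 0, 0, 0, -0.1],
  ],
)

```text
time_s: 6.8
ee_pos: [0.4806, -0.2169, 0.2956]
eef_rot: [1.942, -2.457, -0.046]
force: [0.3, -1.3, -0.8]
width: 0.803
finger_force: 0.0
```

```bash
python3 -c "
from h import *
log()
plan([.495,-.17,.15],-.52,.09,0)
from sim import *
q=bot.get_state()['qpos'];h=np.pi/2
g=tool(-.52,.09,0)
q=follow(q,[([.495,-.17,.15],g),([.495,-.17,.038],g),([.495,-.17,.25],g)])
print('swing');follow(q,[([.5,0,.25],tool(.3,-h-.4,1)),([.5,.17,.25],tool(.6,-h,1)),([.5,.17,.25],tool(.6,-h,1)*R.from_euler('z',-1.57)),([.5,.17,.25],tool(.6,-h)),([.5,.17,.22],tool(1.05,-h)),([.5,.17,.125],tool(1.05,-h))])
"
```

```text
6.8 [-0.249  0.248  0.721  1.772 -0.178  1.218 -2.851] [ 0.4806 -0.2169  0.2956] [ 1.942 -2.457 -0.046] [ 0.3 -1.3 -0.8]
6.8 [-0.249  0.248  0.721  1.772 -0.178  1.218 -2.851] [ 0.4806 -0.2169  0.2956] [ 1.942 -2.457 -0.046] [ 0.3 -1.3 -0.8]
d [ 0.0105  0.0466 -0.1525] r [0.469 0.362 1.84 ] n 14 row [ 0.0007  0.0033 -0.0109  0.0335  0.0259  0.1314]
[-0.01  0.64  0.25  1.6   0.01  1.4  -1.25] err 0.0 0.0 k 14 r [0.47 0.36 1.84] worst 0.16 dq 0.09
[ 0.01  0.79  0.23  1.65 -0.01  1.22 -1.26] err 0.0 0.0 k 3 r [0. 0. 0.] worst 0.16 dq 0.06
[-0.02  0.54  0.26  1.52  0.03  1.59 -1.24] err 0.0 0.0 k 5 r [0. 0. 0.] worst 0.16 dq 0.08
swing
[-0.23  0.29 -0.03  1.81  0.26  1.24 -0.77] err 0.0 0.0 k 8 r [ 0.14 -0.19  1.08] worst 0.3 dq 0.07
[-0.6   0.45 -0.14  1.68  0.5   1.46 -0.9 ] err 0.0 0.0 k 4 r [-0.3   0.06  0.4 ] worst 0.3 dq 0.08
[-0.4   0.48 -0.42  1.67  0.59  1.53  0.58] err 0.0 0.0 k 12 r [-0.    0.89  1.3 ] worst 0.3 dq 0.12
[-0.2   0.55 -0.71  1.65  0.69  1.62  2.05] err 0.0 0.0 k 12 r [0.   0.89 1.3 ] worst 0.23 dq 0.12
[-0.57  0.73 -0.36  1.6   0.77  1.83  1.97] err 0.0 0.0 k 4 r [-0.45  0.    0.  ] worst 0.02 dq 0.2
[-0.58  0.86 -0.35  1.62  0.79  1.72  1.87] err 0.0 0.0 k 3 r [0. 0. 0.] worst 0.02 dq 0.05
```

```bash
python3 -c "
from h import *
from sim import *
q=bot.get_state()['qpos'];h=np.pi/2
g=tool(-.52,.09,1)
q=follow(q,[([.48,-.2,.3],tool(0,0,0)),([.495,-.17,.25],tool(0,1.6)),([.495,-.17,.15],g),([.495,-.17,.038],g),([.495,-.17,.25],g)])
print('swing');q=follow(q,[([.5,0,.25],tool(.3,-h-.4,0)),([.5,.17,.25],tool(.6,-h,0)),([.5,.17,.25],tool(.6,-h,0)*R.from_euler('z',1.57)),([.5,.17,.25],tool(.6,-h,1)),([.5,.17,.22],tool(1.05,-h,1)),([.5,.17,.125],tool(1.05,-h,1))])
print('swing direct');q=follow(q,[([.5,0.1,.25],tool(.6,-h,1)),([.495,-.17,.25],tool(0,-h,1)),([.495,-.17,.25],tool(0,0,1)),([.495,-.17,.25],g)])
"
```

```text
[-0.07  0.19  0.44  1.8  -0.09  1.17 -1.18] err 0.0 0.0 k 13 r [ 0.01 -0.03  1.8 ] worst 0.13 dq 0.13
[ 0.08  0.24  0.19  1.85 -0.05  1.06  0.32] err 0.0 0.0 k 12 r [0.  0.  1.6] worst 0.13 dq 0.12
[ 0.23  0.64 -0.1   1.59  0.17  1.43  1.72] err 0.0 0.0 k 13 r [0.39 0.43 1.59] worst 0.13 dq 0.09
[ 0.22  0.78 -0.1   1.63  0.19  1.25  1.69] err 0.0 0.0 k 3 r [0. 0. 0.] worst 0.13 dq 0.06
[ 0.23  0.54 -0.1   1.5   0.16  1.62  1.75] err 0.0 0.0 k 5 r [0. 0. 0.] worst 0.13 dq 0.08
swing
[ 0.07  0.32 -0.4   1.79  0.36  1.28  2.27] err 0.0 0.0 k 8 r [ 0.14 -0.19  1.08] worst 0.27 dq 0.07
[-0.35  0.49 -0.49  1.66  0.61  1.55  2.13] err 0.0 0.0 k 4 r [-0.3   0.06  0.4 ] worst 0.27 dq 0.1
[-0.55  0.46 -0.21  1.68  0.52  1.48  0.65] err 0.0 0.0 k 12 r [-0.   -0.89 -1.3 ] worst 0.27 dq 0.12
[-0.75  0.45  0.08  1.69  0.43  1.42 -0.83] err 0.0 0.0 k 12 r [ 0.   -0.89 -1.3 ] worst 0.27 dq 0.12
[-0.91  0.7   0.14  1.63  0.59  1.65 -0.98] err 0.0 0.0 k 4 r [-0.45  0.    0.  ] worst 0.2 dq 0.07
[-0.9   0.83  0.13  1.65  0.58  1.53 -1.07] err 0.0 0.0 k 3 r [0. 0. 0.] worst 0.2 dq 0.05
swing direct
[-0.68  0.38  0.1   1.79  0.47  1.35 -0.78] err 0.0 0.0 k 4 r [ 0.45 -0.   -0.  ] worst 0.38 dq 0.1
[ 0.02  0.24  0.26  1.86 -0.07  1.06  0.31] err 0.0 0.0 k 6 r [ 0.6  0.  -0. ] worst 0.38 dq 0.22
[ 0.21  0.24  0.03  1.84 -0.01  1.06  1.82] err 0.0 0.0 k 12 r [0.   0.   1.57] worst 0.38 dq 0.13
[0.13 0.53 0.05 1.51 0.11 1.6  1.81] err 0.0 0.0 k 4 r [-0.02  0.52  0.09] worst 0.25 dq 0.13
```

Emit:
move_arm(
  steps=[
    [0, 0, 0, 0, 0, 0.14],
    [0, 0, 0, 0, 0, 0.14],
    [0, 0, 0, 0, 0, 0.14],
    [0, 0, 0, 0, 0, 0.14],
    [0, 0, 0, 0, 0, 0.14],
  ],
)

```text
time_s: 7.3
ee_pos: [0.4809, -0.2167, 0.2957]
eef_rot: [2.663, -1.624, -0.028]
force: [0.1, -0.2, 0.9]
width: 0.8
finger_force: 0.0
```

Emit:
move_arm(
  steps=[
    [0, 0, 0, 0, 0, 0.14],
    [0, 0, 0, 0, 0, 0.14],
    [0, 0, 0, 0, 0, 0.14],
    [0, 0, 0, 0, 0, 0.14],
    [0, 0, 0, 0, 0, 0.14],
  ],
)

```text
time_s: 7.8
ee_pos: [0.4807, -0.2169, 0.2959]
eef_rot: [3.05, -0.612, -0.008]
force: [-0.7, -0.3, -0.3]
width: 0.797
finger_force: 0.0
```

Emit:
move_arm(
  steps=[
    [0, 0, 0, 0, 0, 0.14],
    [0, 0, 0, 0, 0, 0.14],
    [0, 0, 0, 0, 0, 0.14],
    [0, 0, 0, 0, 0, 0.14],
    [0, 0, 0, 0, 0, 0.14],
  ],
)

```text
time_s: 8.3
ee_pos: [0.4807, -0.2169, 0.2961]
eef_rot: [3.069, 0.47, 0.013]
force: [-0.6, -0.3, 0.2]
width: 0.805
finger_force: 0.0
```

Emit:
move_arm(
  steps=[
    [0, 0, 0, 0, 0, 0.14],
    [0, 0, 0, 0, 0, 0.14],
    [0, 0, 0, 0, 0, 0.14],
    [0, 0, 0, 0, 0, 0.14],
    [0, 0, 0, 0, 0, 0.14],
  ],
)

```text
time_s: 8.8
ee_pos: [0.4806, -0.2169, 0.2963]
eef_rot: [2.721, 1.494, 0.031]
force: [-0.1, 0.2, -0.1]
width: 0.799
finger_force: 0.0
```

Emit:
move_arm(
  steps=[
    [0, 0, 0, 0, 0, 0.14],
    [0, 0, 0, 0, 0, 0.14],
    [0, 0, 0, 0, 0, 0.14],
    [0, 0, 0, 0, 0, 0.14],
    [0, 0, 0, 0, 0, 0.14],
  ],
)

```text
time_s: 9.3
ee_pos: [0.4806, -0.2169, 0.2964]
eef_rot: [2.046, 2.339, 0.045]
force: [-0.2, -0.3, -0.8]
width: 0.798
finger_force: 0.0
```

```bash
python3 -c "
from h import *
plan([.495,-.17,.15],-.52,.09,1)
"
```

```text
9.3 [ 0.151  0.171  0.22   1.801 -0.058  1.132  0.525] [ 0.4806 -0.2169  0.2964] [2.046 2.339 0.045] [-0.2 -0.3 -0.8]
d [ 0.0104  0.0465 -0.1533] r [0.325 0.484 1.5  ] n 12 row [ 0.0009  0.0039 -0.0128  0.0271  0.0403  0.125 ]
```

Emit:
move_arm(
  steps=[
    [0.001, 0.004, -0.007, 0.0271, 0.0403, 0.125],
    [0.001, 0.004, -0.007, 0.0271, 0.0403, 0.125],
    [0.001, 0.004, -0.007, 0.0271, 0.0403, 0.125],
    [0.001, 0.004, -0.007, 0.0271, 0.0403, 0.125],
    [0.001, 0.004, -0.007, 0.0271, 0.0403, 0.125],
  ],
)

```text
time_s: 9.8
ee_pos: [0.486, -0.1972, 0.2614]
eef_rot: [-1.159, -2.691, -0.003]
force: [0.1, 0.3, 0.5]
width: 0.8
finger_force: 0.0
```

Emit:
move_arm(
  steps=[
    [0.001, 0.004, -0.007, 0.0271, 0.0403, 0.125],
    [0.001, 0.004, -0.007, 0.0271, 0.0403, 0.125],
    [0.001, 0.004, -0.007, 0.0271, 0.0403, 0.125],
    [0.001, 0.004, -0.007, 0.0271, 0.0403, 0.125],
    [0.001, 0.004, -0.007, 0.0271, 0.0403, 0.125],
  ],
)

```text
time_s: 10.3
ee_pos: [0.4913, -0.1773, 0.2263]
eef_rot: [-0.234, -2.696, 0.033]
force: [0.5, 0.1, 0.3]
width: 0.799
finger_force: 0.0
```

Emit:
move_arm(
  steps=[
    [0.001, 0.004, -0.007, 0.0271, 0.0403, 0.125],
    [0.001, 0.004, -0.007, 0.0271, 0.0403, 0.125],
  ],
)

```text
time_s: 10.5
ee_pos: [0.4935, -0.1694, 0.2123]
eef_rot: [0.119, -2.625, 0.046]
force: [-0.8, -0.2, -0.7]
width: 0.798
finger_force: 0.0
```

```bash
python3 -c "
from bots import *
bots()
plan([.495,-.17,.039],-.52,.09,1)
"
```

```text
side lying 169 z 0.0559 x [0.4476 0.523 ] ymid -0.2618 slope -0.07 y@mid -0.2627
side lying 67 z 0.0561 x [0.446  0.4867] ymid -0.1741 slope -0.172 y@mid -0.1819
10.6 [ 0.181  0.565 -0.046  1.536  0.145  1.546  1.758] [ 0.4937 -0.1672  0.2105] [ 0.121 -2.623  0.044] [ 0.2 -0.   0.5]
d [-0.0026 -0.0032 -0.1784] r [ 0.008  0.004 -0.004] n 4 row [-0.0007 -0.0008 -0.0446  0.0021  0.0011 -0.0011]
```

Emit:
move_arm(
  steps=[
    [-0.001, -0.001, -0.04, 0, 0, 0],
    [-0.001, -0.001, -0.04, 0, 0, 0],
    [-0.001, -0.001, -0.04, 0, 0, 0],
    [0, 0, -0.03, 0, 0, 0],
    [0, 0, -0.028, 0, 0, 0],
  ],
)

```text
time_s: 11.1
ee_pos: [0.4908, -0.1737, 0.0319]
eef_rot: [0.106, -2.625, 0.046]
force: [1.1, -0.4, 0.8]
width: 0.798
finger_force: 0.0
```

Emit:
move_arm(
  steps=[
    [0, 0, 0, 0, 0, 0],
    [0, 0, 0, 0, 0, 0],
    [0, 0, 0, 0, 0, 0],
    [0, 0, 0, 0, 0, 0],
    [0, 0, 0, 0, 0, 0],
  ],
  hand=-1,
  force=35,
)

```text
time_s: 11.6
ee_pos: [0.4914, -0.1737, 0.0321]
eef_rot: [0.114, -2.622, 0.044]
force: [2.9, 0.3, 8.0]
width: 0.537
finger_force: 39.1
```

Emit:
move_arm(
  steps=[
    [0, 0, 0, 0, 0, 0],
    [0, 0, 0.01, 0, 0, 0],
    [0, 0, 0.02, 0, 0, 0],
    [0, 0, 0.03, 0, 0, 0],
    [0, 0, 0.03, 0, 0, 0],
  ],
)

```text
time_s: 12.1
ee_pos: [0.4897, -0.1734, 0.1214]
eef_rot: [0.115, -2.619, 0.043]
force: [0.5, -0.2, -2.3]
width: 0.536
finger_force: 37.2
```

```bash
python3 -c "
from h import *
p,d=cap('top');save('g1',p[150:300,200:440],3)
p,d=cap('side');save('g1s',p[120:270,200:440],3)
plan([.495,-.17,.25],-.52,.0,1)
"
```

```text
12.2 [ 0.189  0.656 -0.042  1.602  0.154  1.388  1.739] [ 0.492  -0.174   0.1243] [ 0.114 -2.626  0.045] [ 1.2 -0.5 -2.1]
d [-0.001   0.004   0.1188] r [ 0.011  0.006 -0.09 ] n 3 row [-0.0003  0.0013  0.0396  0.0036  0.0021 -0.0298]
```

View pics/g1s.png

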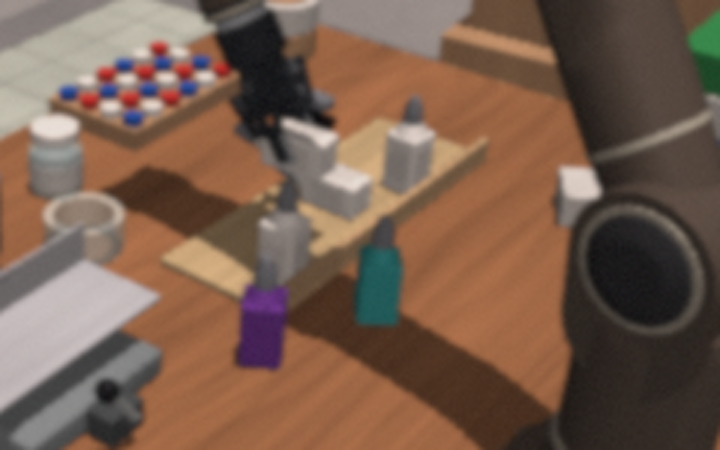

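Emit:
move_arm(
  steps=[
    [0, 0, 0.04, 0, 0, 0],
    [0, 0, 0.04, 0, 0, 0],
    [0, 0, 0.045, 0, 0, 0],
  ],
)

```text
time_s: 12.5
ee_pos: [0.4891, -0.1732, 0.2456]
eef_rot: [0.115, -2.617, 0.042]
force: [1.2, 0.7, -2.8]
width: 0.533
finger_force: 37.3
```

```bash
python3 -c "
from h import *
plan([.5,0,.25],.3,-np.pi/2-.4,0)
M=tool(.3,-np.pi/2-.4,0);N=tool(.6,-np.pi/2,0);print((N*M.inv()).as_rotvec())
print((N*R.from_euler('z',1.57)*N.inv()).as_rotvec())
"
```

```text
12.5 [ 0.186  0.532 -0.038  1.506  0.145  1.613  1.775] [ 0.4891 -0.1732  0.2456] [ 0.115 -2.617  0.042] [ 1.2  0.7 -2.8]
d [ 0.01    0.1711 -0.0032] r [ 0.145 -0.184  1.077] n 8 row [ 0.0012  0.0214 -0.0004  0.0181 -0.023   0.1346]
[-0.29597735  0.05999758  0.39697947]
[-1.27846895e-16 -8.86488683e-01 -1.29577692e+00]
```

Emit:
move_arm(
  steps=[
    [0.001, 0.0214, 0.003, 0.0181, -0.023, 0.1346],
    [0.001, 0.0214, 0.003, 0.0181, -0.023, 0.1346],
    [0.001, 0.0214, 0.003, 0.0181, -0.023, 0.1346],
    [0.001, 0.0214, 0, 0.0181, -0.023, 0.1346],
    [0.001, 0.0214, 0, 0.0181, -0.023, 0.1346],
  ],
)

```text
time_s: 13.0
ee_pos: [0.4947, -0.0652, 0.2538]
eef_rot: [1.05, -2.569, 0.168]
force: [-0.9, -0.7, -2.2]
width: 0.534
finger_force: 37.2
```

Emit:
move_arm(
  steps=[
    [0.001, 0.0214, 0, 0.0181, -0.023, 0.1346],
    [0.001, 0.0214, 0, 0.0181, -0.023, 0.1346],
    [0.001, 0.0214, 0, 0.0181, -0.023, 0.1346],
    [0, 0.04, 0, -0.074, 0.015, 0.099],
    [0, 0.04, 0, -0.074, 0.015, 0.099],
  ],
)

```text
time_s: 13.5
ee_pos: [0.4979, 0.0772, 0.2547]
eef_rot: [1.75, -2.152, 0.422]
force: [1.1, 1.5, -1.8]
width: 0.536
finger_force: 37.2
```

Emit:
move_arm(
  steps=[
    [0, 0.04, 0, -0.074, 0.015, 0.099],
    [0, 0.04, 0, -0.074, 0.015, 0.099],
  ],
)

```text
time_s: 13.7
ee_pos: [0.4978, 0.1591, 0.2541]
eef_rot: [1.881, -1.878, 0.584]
force: [1.6, 0.6, -2.3]
width: 0.533
finger_force: 37.2
```

```bash
python3 -c "
from h import *
plan([.5,.17,.25],.6,-np.pi/2,0)
"
```

```text
13.7 [-0.368  0.467 -0.449  1.67   0.594  1.545  2.155] [0.4978 0.1591 0.2541] [ 1.881 -1.878  0.584] [ 1.6  0.6 -2.3]
d [ 0.0022  0.0064 -0.0107] r [ 0.001  0.002 -0.002] n 1 row [ 0.0022  0.0064 -0.0107  0.0007  0.0015 -0.0021]
```

Emit:
move_arm(
  steps=[
    [0, 0, 0, 0, -0.0739, -0.108],
    [0, 0, 0, 0, -0.0739, -0.108],
    [0, 0, 0, 0, -0.0739, -0.108],
    [0, 0, 0, 0, -0.0739, -0.108],
    [0, 0, 0, 0, -0.0739, -0.108],
  ],
)

```text
time_s: 14.2
ee_pos: [0.4975, 0.1576, 0.2535]
eef_rot: [1.221, -2.495, 0.77]
force: [0.3, -0.6, -2.3]
width: 0.535
finger_force: 37.3
```

Emit:
move_arm(
  steps=[
    [0, 0, 0, 0, -0.0739, -0.108],
    [0, 0, 0, 0, -0.0739, -0.108],
    [0, 0, 0, 0, -0.0739, -0.108],
    [0, 0, 0, 0, -0.0739, -0.108],
    [0, 0, 0, 0, -0.0739, -0.108],
  ],
)

```text
time_s: 14.7
ee_pos: [0.4976, 0.1576, 0.2536]
eef_rot: [0.374, -2.909, 0.9]
force: [-0.3, -0.6, -1.3]
width: 0.535
finger_force: 37.3
```

Emit:
move_arm(
  steps=[
    [0, 0, 0, 0, -0.0739, -0.108],
    [0, 0, 0, 0, -0.0739, -0.108],
    [0, 0, 0, 0, -0.0739, -0.108],
    [0, 0, 0, 0, -0.0739, -0.108],
    [0, 0, 0, 0, -0.0739, -0.108],
  ],
)

```text
time_s: 15.2
ee_pos: [0.4975, 0.1576, 0.2535]
eef_rot: [0.572, 2.836, -0.879]
force: [-0.9, 0.4, -2.2]
width: 0.539
finger_force: 37.4
```

Emit:
move_arm(
  steps=[
    [0, 0, 0, 0, -0.0739, -0.108],
    [0, 0, 0, 0, -0.0739, -0.108],
    [0, 0, 0, 0, -0.0739, -0.108],
    [0, 0, 0, 0, -0.0739, -0.108],
    [0, 0, 0, 0, -0.0739, -0.108],
  ],
)

```text
time_s: 15.7
ee_pos: [0.4975, 0.1576, 0.2536]
eef_rot: [1.38, 2.373, -0.737]
force: [0.3, -0.2, -2.2]
width: 0.536
finger_force: 37.4
```

Emit:
move_arm(
  steps=[
    [0, 0, 0, 0, -0.0739, -0.108],
    [0, 0, 0, 0, -0.0739, -0.108],
    [0, 0, 0, 0, -0.0739, -0.108],
    [0, 0, 0, 0, -0.0739, -0.108],
  ],
)

```text
time_s: 16.1
ee_pos: [0.4975, 0.1576, 0.2536]
eef_rot: [1.883, 1.872, -0.582]
force: [0.7, 0.8, -2.2]
width: 0.54
finger_force: 37.4
```

```bash
python3 -c "
from h import *
plan([.505,.17,.22],1.05,-np.pi/2,1)
"
```

```text
16.1 [-0.766  0.426  0.099  1.7    0.424  1.43  -0.822] [0.4975 0.1576 0.2536] [ 1.883  1.872 -0.582] [ 0.7  0.8 -2.2]
d [ 0.0075  0.0054 -0.0376] r [-0.448  0.004  0.005] n 4 row [ 0.0019  0.0014 -0.0094 -0.112   0.0009  0.0011]
```

Emit:
move_arm(
  steps=[
    [0.002, 0.001, -0.009, -0.112, 0.001, 0.001],
    [0.002, 0.001, -0.009, -0.112, 0.001, 0.001],
    [0.002, 0.001, -0.009, -0.112, 0.001, 0.001],
    [0.002, 0.001, -0.009, -0.112, 0.001, 0.001],
    [0, 0, 0, 0, 0, 0],
  ],
)

```text
time_s: 16.6
ee_pos: [0.504, 0.1633, 0.213]
eef_rot: [1.568, 1.59, -0.928]
force: [-0.7, 0.6, -2.0]
width: 0.533
finger_force: 37.6
```

```bash
python3 -c "
from h import *
p,d=cap('top');p2,d2=cap('side')
save('pl',np.hstack([p[90:280,120:260],p2[110:300,120:310]]),2.3)
plan([.505,.17,.16],1.05,-np.pi/2,1)
"
```

```text
16.7 [-0.906  0.707  0.153  1.616  0.594  1.646 -0.962] [0.5057 0.1619 0.2172] [ 1.578  1.588 -0.919] [-0.6 -0.2 -1.8]
d [-0.0007  0.0012 -0.0612] r [-0.001 -0.006 -0.003] n 2 row [-0.0004  0.0006 -0.0306 -0.0003 -0.0029 -0.0015]
```

View pics/pl.png

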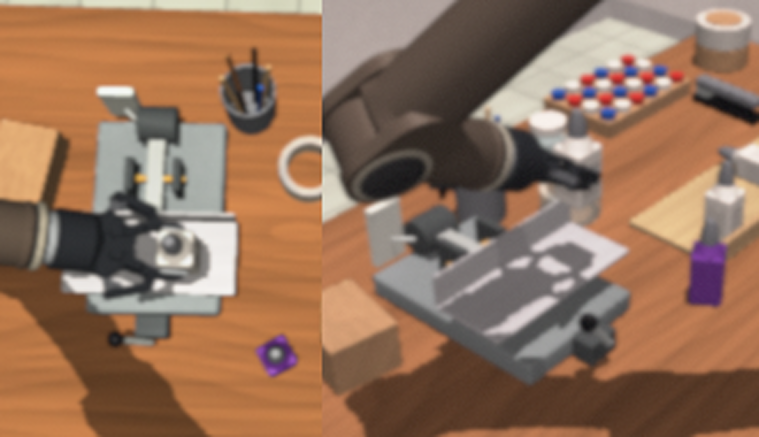

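Emit:
move_arm(
  steps=[
    [0, 0.001, -0.03, 0, -0.003, -0.001],
    [0, 0, -0.03, 0, -0.003, -0.001],
    [0, 0, -0.02, 0, 0, 0],
    [0, 0, -0.01, 0, 0, 0],
    [0, 0, 0, 0, 0, 0],
  ],
)

```text
time_s: 17.2
ee_pos: [0.5061, 0.1623, 0.128]
eef_rot: [1.582, 1.581, -0.915]
force: [0.2, 0.5, -1.5]
width: 0.538
finger_force: 37.5
```

Emit:
move_arm(
  steps=[
    [0, 0, -0.003, 0, 0, 0],
    [0, 0, 0, 0, 0, 0],
  ],
)

```text
time_s: 17.4
ee_pos: [0.5064, 0.163, 0.1258]
eef_rot: [1.583, 1.581, -0.913]
force: [-0.1, 0.6, -1.5]
width: 0.533
finger_force: 37.5
```

Emit:
move_arm(
  steps=[
    [0, 0, -0.003, 0, 0, 0],
    [0, 0, 0, 0, 0, 0],
  ],
)

```text
time_s: 17.6
ee_pos: [0.506, 0.1629, 0.122]
eef_rot: [1.582, 1.581, -0.914]
force: [0.7, 0.1, -1.9]
width: 0.536
finger_force: 37.5
```

```bash
python3 -c "
from h import *
log()
p,d=cap('side');c=cloud('side',d)
m=(c[...,0]>.46)&(c[...,0]<.53)&(c[...,1]>.12)&(c[...,1]<.22)&(c[...,2]>.07)&(p.min(-1)>90)
P=c[m]
for z in np.arange(.07,.22,.01):
    Q=P[(P[:,2]>=z)&(P[:,2]<z+.01)]
    if len(Q)>3: print(round(z,3),len(Q),Q.min(0).round(3)[:2],Q.max(0).round(3)[:2])
"
```

```text
17.6 [-0.899  0.838  0.14   1.635  0.58   1.524 -1.059] [0.506  0.1629 0.122 ] [ 1.582  1.581 -0.914] [ 0.7  0.1 -1.9]
0.07 262 [0.466 0.121] [0.53  0.219]
0.08 50 [0.467 0.122] [0.525 0.21 ]
0.09 51 [0.48  0.143] [0.525 0.189]
0.1 9 [0.482 0.141] [0.514 0.187]
0.12 6 [0.47  0.146] [0.482 0.164]
0.13 23 [0.467 0.142] [0.485 0.174]
0.14 31 [0.472 0.146] [0.528 0.187]
0.15 81 [0.471 0.138] [0.526 0.195]
0.16 63 [0.476 0.147] [0.524 0.209]
0.17 34 [0.481 0.153] [0.515 0.215]
0.18 24 [0.49  0.158] [0.51  0.178]
0.19 27 [0.491 0.153] [0.511 0.176]
0.2 22 [0.495 0.156] [0.511 0.174]
```

Emit:
move_arm(
  steps=[
    [0, 0, -0.002, 0, 0, 0],
    [0, 0, 0, 0, 0, 0],
  ],
)

```text
time_s: 17.85
ee_pos: [0.5061, 0.1629, 0.1203]
eef_rot: [1.581, 1.581, -0.914]
force: [-0.2, 0.3, 0.2]
width: 0.533
finger_force: 37.3
```

Emit:
move_arm(
  steps=[
    [0, 0, -0.002, 0, 0, 0],
    [0, 0, 0, 0, 0, 0],
  ],
)

```text
time_s: 18.05
ee_pos: [0.5065, 0.1629, 0.1192]
eef_rot: [1.58, 1.579, -0.914]
force: [0.1, 1.7, 7.4]
width: 0.535
finger_force: 34.5
```

Emit:
move_arm(
  steps=[
    [0, 0, -0.002, 0, 0, 0],
    [0, 0, 0, 0, 0, 0],
  ],
)

```text
time_s: 18.25
ee_pos: [0.5066, 0.1628, 0.1179]
eef_rot: [1.58, 1.578, -0.914]
force: [-0.8, 3.7, 12.5]
width: 0.534
finger_force: 34.6
```

Emit:
move_arm(
  steps=[
    [0, 0, 0.003, 0, 0, 0],
    [0, 0, 0, 0, 0, 0],
  ],
)

```text
time_s: 18.45
ee_pos: [0.5062, 0.1628, 0.1192]
eef_rot: [1.582, 1.581, -0.913]
force: [-0.1, 0.0, -1.7]
width: 0.537
finger_force: 35.6
```

Emit:
move_arm(
  steps=[
    [0, 0, 0, 0, 0, 0],
    [0, 0, 0, 0, 0, 0],
    [0, 0, 0, 0, 0, 0],
    [0, 0, 0, 0, 0, 0],
  ],
  hand=0.5,
)

```text
time_s: 18.85
ee_pos: [0.5059, 0.1627, 0.1188]
eef_rot: [1.581, 1.581, -0.915]
force: [-0.6, -0.5, -0.4]
width: 0.746
finger_force: 0.0
```

Emit:
move_arm(
  steps=[
    [0, 0.017, 0.01, 0, 0, 0],
    [0, 0.034, 0.02, 0, 0, 0],
    [0, 0.034, 0.02, 0, 0, 0],
    [0, 0.025, 0.035, 0, 0, 0],
    [0, 0, 0.04, 0, 0, 0],
  ],
)

```text
time_s: 19.35
ee_pos: [0.5048, 0.2764, 0.2432]
eef_rot: [1.577, 1.586, -0.914]
force: [0.0, -0.3, 0.9]
width: 0.748
finger_force: 0.0
```

```bash
python3 -c "
from bots import *
bots()
log()
for n in('side','top'):
    p,d=cap(n);c=cloud(n,d)
    m=(c[...,0]>.46)&(c[...,0]<.55)&(c[...,1]>.11)&(c[...,1]<.24)&(c[...,2]>.09)&(p.min(-1)>60)
    P=c[m]
    for z in np.arange(.09,.22,.02):
        Q=P[(P[:,2]>=z)&(P[:,2]<z+.02)]
        if len(Q)>3: print(n,round(z,3),len(Q),Q.min(0).round(3)[:2],Q.max(0).round(3)[:2])
    k=p
save('pl2',np.load('side.npz')['p'][110:300,120:360],3)
"
```

```text
top lying 327 z 0.0542 x [0.4513 0.53  ] ymid -0.2638 slope -0.014 y@mid -0.2639
side lying 71 z 0.0565 x [0.4189 0.4624] ymid -0.3501 slope -0.047 y@mid -0.3412
side lying 187 z 0.0552 x [0.4477 0.5287] ymid -0.2625 slope -0.023 y@mid -0.2622
side lying 76 z 0.0564 x [0.4189 0.4543] ymid -0.0811 slope 0.056 y@mid -0.0635
19.45 [-1.004  0.789  0.166  1.362  0.529  1.829 -0.931] [0.5071 0.2745 0.2486] [ 1.585  1.581 -0.905] [ 1.   0.2 -0.2]
side 0.09 100 [0.478 0.143] [0.524 0.19 ]
side 0.11 112 [0.479 0.141] [0.524 0.191]
side 0.13 112 [0.479 0.14 ] [0.525 0.189]
side 0.15 132 [0.48  0.142] [0.527 0.188]
side 0.17 57 [0.489 0.154] [0.515 0.179]
side 0.19 41 [0.492 0.157] [0.514 0.175]
top 0.09 21 [0.484 0.139] [0.523 0.174]
top 0.11 16 [0.484 0.14 ] [0.526 0.18 ]
top 0.13 28 [0.484 0.139] [0.53  0.183]
top 0.15 139 [0.485 0.14 ] [0.53  0.186]
top 0.17 24 [0.495 0.15 ] [0.517 0.172]
top 0.19 41 [0.498 0.151] [0.517 0.172]
```

View pics/pl2.png

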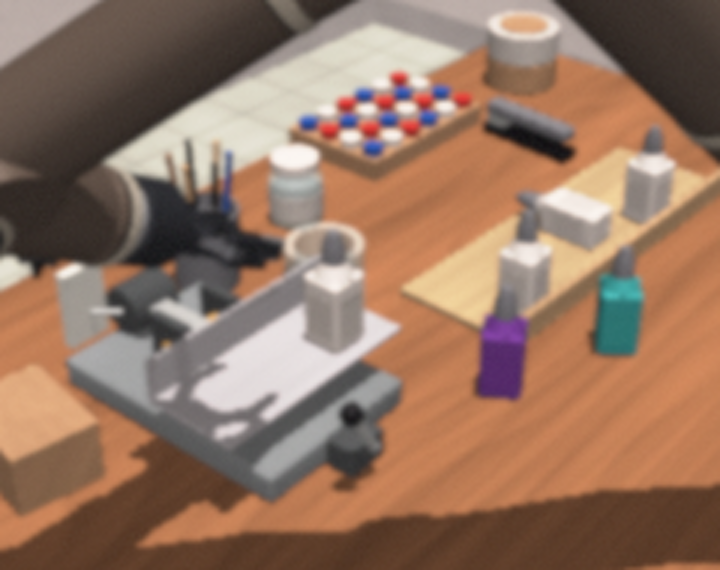

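```bash
python3 -c "
from h import *
h=np.pi/2
plan([.5,.1,.32],.5,-h,1)
plan([.495,-.264,.2],-.52,0,1)
from sim import *
q=bot.get_state()['qpos'];g=tool(-.52,0,1)
q=follow(q,[([.5,0.1,.32],tool(.5,-h,1)),([.495,-.264,.25],tool(0,-h,1)),([.495,-.264,.25],tool(0,0,1)),([.495,-.264,.2],g),([.495,-.264,.039],g)])
print('B');follow(bot.get_state()['qpos'],[([.5,0.1,.32],tool(.5,-h,1)),([.495,-.264,.2],g)])
M=tool(.5,-h,1);print((g*M.inv()).as_rotvec())
"
```

```text
19.55 [-1.002  0.793  0.165  1.367  0.528  1.826 -0.932] [0.5061 0.2729 0.2446] [ 1.583  1.581 -0.912] [ 1.5  0.4 -0.5]
d [-0.0061 -0.1768  0.0684] r [0.549 0.003 0.   ] n 5 row [-0.0012 -0.0354  0.0137  0.1097  0.0006  0.    ]
19.55 [-1.002  0.793  0.165  1.367  0.528  1.826 -0.932] [0.5061 0.2729 0.2446] [ 1.583  1.581 -0.912] [ 1.5  0.4 -0.5]
d [-0.0151 -0.5369 -0.0515] r [1.206 1.21  1.212] n 15 row [-0.001  -0.0358 -0.0034  0.0804  0.0807  0.0808]
[-0.7   0.28  0.17  1.72  0.38  1.42 -0.64] err 0.0 0.0 k 5 r [0.55 0.   0.  ] worst 0.12 dq 0.1
[ 0.1   0.31  0.39  1.78 -0.13  1.08  0.53] err 0.0 0.0 k 9 r [ 0.5  0.  -0. ] worst 0.12 dq 0.15
[ 0.32  0.3   0.11  1.76 -0.04  1.08  2.01] err 0.0 0.0 k 12 r [0.   0.   1.57] worst 0.12 dq 0.12
[0.21 0.64 0.15 1.47 0.09 1.53 1.91] err 0.0 0.0 k 4 r [0.   0.52 0.  ] worst 0.12 dq 0.11
[0.23 0.82 0.14 1.55 0.07 1.27 1.88] err 0.0 0.0 k 4 r [0. 0. 0.] worst 0.12 dq 0.06
B
[-0.7   0.28  0.17  1.72  0.38  1.42 -0.64] err 0.0 0.0 k 5 r [0.55 0.   0.  ] worst 0.12 dq 0.1
[0.25 0.64 0.1  1.46 0.11 1.54 1.89] err 0.0 0.0 k 13 r [0.79 0.79 1.42] worst 0.12 dq 0.15
[0.79466284 0.79466284 1.42066766]
```

Emit:
move_arm(
  steps=[
    [-0.001, -0.01, 0.035, 0.11, 0, 0],
    [-0.001, -0.04, 0.02, 0.11, 0, 0],
    [-0.001, -0.04, 0.015, 0.11, 0, 0],
    [-0.001, -0.045, 0, 0.11, 0, 0],
    [-0.001, -0.042, 0, 0.11, 0, 0],
  ],
)

```text
time_s: 20.05
ee_pos: [0.5005, 0.0938, 0.3136]
eef_rot: [1.944, 1.942, -0.49]
force: [0.6, -0.3, -1.1]
width: 0.748
finger_force: 0.0
```

```bash
python3 -c "
from h import *
plan([.495,-.264,.2],-.52,0,1,maxr=.135)
"
```

```text
20.05 [-0.684  0.276  0.157  1.723  0.387  1.42  -0.641] [0.5005 0.0938 0.3136] [ 1.944  1.942 -0.49 ] [ 0.6 -0.3 -1.1]
d [-0.0095 -0.3578 -0.1205] r [0.79  0.793 1.424] n 14 row [-0.0007 -0.0256 -0.0086  0.0565  0.0567  0.1017]
```

Emit:
move_arm(
  steps=[
    [-0.0007, -0.0256, -0.005, 0.0565, 0.0567, 0.1017],
    [-0.0007, -0.0256, -0.005, 0.0565, 0.0567, 0.1017],
    [-0.0007, -0.0256, -0.005, 0.0565, 0.0567, 0.1017],
    [-0.0007, -0.0256, -0.005, 0.0565, 0.0567, 0.1017],
    [-0.0007, -0.0256, -0.005, 0.0565, 0.0567, 0.1017],
  ],
)

```text
time_s: 20.55
ee_pos: [0.4965, -0.0336, 0.2879]
eef_rot: [1.482, 2.703, -0.378]
force: [0.2, -0.4, -0.2]
width: 0.741
finger_force: 0.0
```

Emit:
move_arm(
  steps=[
    [-0.0007, -0.0256, -0.005, 0.0565, 0.0567, 0.1017],
    [-0.0007, -0.0256, -0.005, 0.0565, 0.0567, 0.1017],
    [-0.0007, -0.0256, -0.005, 0.0565, 0.0567, 0.1017],
    [-0.0007, -0.0256, -0.005, 0.0565, 0.0567, 0.1017],
    [-0.0007, -0.0256, -0.01, 0.0565, 0.0567, 0.1017],
  ],
)

```text
time_s: 21.05
ee_pos: [0.4933, -0.1616, 0.2581]
eef_rot: [-0.638, -2.784, 0.161]
force: [0.2, 1.4, -0.1]
width: 0.749
finger_force: 0.0
```

Emit:
move_arm(
  steps=[
    [-0.0007, -0.0256, -0.01, 0.0565, 0.0567, 0.1017],
    [-0.0007, -0.0256, -0.02, 0.0565, 0.0567, 0.1017],
    [-0.0007, -0.0256, -0.02, 0.0565, 0.0567, 0.1017],
    [-0.0007, -0.0256, -0.02, 0.0565, 0.0567, 0.1017],
  ],
  hand=0.6,
)

```text
time_s: 21.45
ee_pos: [0.4901, -0.2639, 0.187]
eef_rot: [0.006, -2.621, -0.004]
force: [0.2, 0.2, 0.1]
width: 0.806
finger_force: 0.0
```

```bash
python3 -c "
from bots import *
bots()
plan([.495,-.264,.039],-.52,0,1)
"
```

```text
side lying 160 z 0.0557 x [0.447  0.5238] ymid -0.2623 slope -0.054 y@mid -0.2611
21.55 [0.226 0.648 0.142 1.474 0.091 1.522 1.905] [ 0.4879 -0.2657  0.1833] [-0.    -2.614 -0.004] [ 0.8 -0.6 -0. ]
d [ 0.0031  0.0017 -0.1513] r [-0.003 -0.008  0.001] n 4 row [ 0.0008  0.0004 -0.0378 -0.0006 -0.0019  0.0003]
```

Emit:
move_arm(
  steps=[
    [0.001, 0.001, -0.04, 0, 0, 0],
    [0.001, 0.001, -0.04, 0, 0, 0],
    [0.001, 0, -0.04, 0, 0, 0],
    [0, 0, -0.02, 0, 0, 0],
    [0, 0, -0.011, 0, 0, 0],
  ],
)

```text
time_s: 22.05
ee_pos: [0.4928, -0.2593, 0.0358]
eef_rot: [0.0, -2.622, -0.002]
force: [0.2, 0.7, 0.8]
width: 0.801
finger_force: 0.0
```

Emit:
move_arm(
  steps=[
    [0, 0, 0, 0, 0, 0],
    [0, 0, 0, 0, 0, 0],
    [0, 0, 0, 0, 0, 0],
    [0, 0, 0, 0, 0, 0],
    [0, 0, 0, 0, 0, 0],
  ],
  hand=-1,
  force=35,
)

```text
time_s: 22.55
ee_pos: [0.4946, -0.2607, 0.0386]
eef_rot: [0.001, -2.626, 0.001]
force: [-0.1, 1.1, -0.3]
width: 0.533
finger_force: 36.3
```

Emit:
move_arm(
  steps=[
    [0, 0, 0, 0, 0, 0],
    [0, 0, 0.01, 0, 0, 0],
    [0, 0, 0.03, 0, 0, 0],
    [0, 0, 0.04, 0, 0, 0],
    [0, 0, 0.04, 0, 0, 0],
  ],
)

```text
time_s: 23.05
ee_pos: [0.4937, -0.2605, 0.1596]
eef_rot: [0.001, -2.624, -0.0]
force: [1.2, 0.4, -1.1]
width: 0.535
finger_force: 36.3
```

Emit:
move_arm(
  steps=[
    [0, 0, 0.04, 0, 0, 0],
    [0, 0, 0.04, 0, 0, 0],
    [0, 0, 0.02, 0, 0, 0],
  ],
)

```text
time_s: 23.35
ee_pos: [0.4947, -0.2611, 0.2624]
eef_rot: [0.0, -2.629, 0.002]
force: [-0.0, -1.0, -1.3]
width: 0.533
finger_force: 36.2
```

```bash
python3 -c "
from h import *
h=np.pi/2
plan([.5,0,.27],.3,-h-.4,0,maxr=.135)
from sim import *
q=bot.get_state()['qpos']
q=follow(q,[([.5,0,.27],tool(.3,-h-.4,0)),([.5,.26,.27],tool(.6,-h,0)),([.5,.26,.27],tool(.6,-h,0)*R.from_euler('z',1.57)),([.5,.26,.27],tool(.6,-h,1)),([.505,.275,.22],tool(1.05,-1.4,1)),([.505,.275,.125],tool(1.05,-1.4,1))])
"
```

```text
23.35 [0.214 0.578 0.15  1.395 0.094 1.656 1.915] [ 0.4947 -0.2611  0.2624] [ 0.000e+00 -2.629e+00  2.000e-03] [-0.  -1.  -1.3]
d [ 0.0044  0.259  -0.    ] r [ 0.126 -0.186  1.166] n 9 row [ 0.0005  0.0288 -0.      0.0139 -0.0207  0.1295]
[-0.09  0.28 -0.21  1.77  0.3   1.3   2.34] err 0.0 0.0 k 9 r [ 0.13 -0.19  1.17] worst 0.24 dq 0.05
[-0.58  0.54 -0.33  1.5   0.52  1.63  2.13] err 0.0 0.0 k 6 r [-0.3   0.06  0.4 ] worst 0.22 dq 0.08
[-0.79  0.52 -0.02  1.52  0.41  1.57  0.66] err 0.0 0.0 k 12 r [-0.   -0.89 -1.3 ] worst 0.22 dq 0.12
[-1.01  0.53  0.31  1.53  0.29  1.51 -0.79] err 0.0 0.0 k 12 r [ 0.   -0.89 -1.3 ] worst 0.22 dq 0.12
[-1.16  0.78  0.34  1.51  0.53  1.62 -0.84] err 0.0 0.0 k 4 r [-0.45 -0.04  0.17] worst 0.22 dq 0.07
[-1.15  0.91  0.31  1.53  0.5   1.51 -0.93] err 0.0 0.0 k 3 r [0. 0. 0.] worst 0.22 dq 0.04
```

Emit:
move_arm(
  steps=[
    [0, 0.0288, 0.003, 0.0139, -0.0207, 0.1295],
    [0, 0.0288, 0.003, 0.0139, -0.0207, 0.1295],
    [0, 0.0288, 0.003, 0.0139, -0.0207, 0.1295],
    [0.001, 0.0288, 0.003, 0.0139, -0.0207, 0.1295],
    [0.001, 0.0288, 0.003, 0.0139, -0.0207, 0.1295],
  ],
)

```text
time_s: 23.85
ee_pos: [0.4959, -0.1153, 0.2738]
eef_rot: [0.896, -2.602, 0.137]
force: [0.5, 0.7, -1.5]
width: 0.534
finger_force: 36.2
```

Emit:
move_arm(
  steps=[
    [0, 0.0288, 0, 0.0139, -0.0207, 0.1295],
    [0, 0.0288, 0, 0.0139, -0.0207, 0.1295],
    [0.001, 0.0288, 0, 0.0139, -0.0207, 0.1295],
    [0.001, 0.0288, 0, 0.0139, -0.0207, 0.1295],
  ],
)

```text
time_s: 24.25
ee_pos: [0.4977, -0.0002, 0.2737]
eef_rot: [1.598, -2.394, 0.245]
force: [0.8, 0.2, -1.3]
width: 0.535
finger_force: 36.2
```

Emit:
move_arm(
  steps=[
    [0, 0.043, 0, -0.0493, 0.01, 0.0662],
    [0, 0.043, 0, -0.0493, 0.01, 0.0662],
    [0, 0.043, 0, -0.0493, 0.01, 0.0662],
    [0, 0.043, 0, -0.0493, 0.01, 0.0662],
    [0, 0.043, 0, -0.0493, 0.01, 0.0662],
  ],
)

```text
time_s: 24.75
ee_pos: [0.498, 0.2148, 0.2739]
eef_rot: [1.838, -1.965, 0.534]
force: [1.7, 0.4, -1.0]
width: 0.533
finger_force: 36.3
```

Emit:
move_arm(
  steps=[
    [0, 0.043, 0, -0.0493, 0.01, 0.0662],
    [0, 0, 0, 0, -0.0739, -0.108],
    [0, 0, 0, 0, -0.0739, -0.108],
    [0, 0, 0, 0, -0.0739, -0.108],
    [0, 0, 0, 0, -0.0739, -0.108],
  ],
)

```text
time_s: 25.25
ee_pos: [0.498, 0.2564, 0.2734]
eef_rot: [1.366, -2.38, 0.739]
force: [-0.7, -0.2, -1.1]
width: 0.532
finger_force: 36.4
```

Emit:
move_arm(
  steps=[
    [0, 0, 0, 0, -0.0739, -0.108],
    [0, 0, 0, 0, -0.0739, -0.108],
    [0, 0, 0, 0, -0.0739, -0.108],
    [0, 0, 0, 0, -0.0739, -0.108],
    [0, 0, 0, 0, -0.0739, -0.108],
  ],
)

```text
time_s: 25.75
ee_pos: [0.498, 0.2563, 0.2736]
eef_rot: [0.556, -2.839, 0.878]
force: [0.6, 0.7, -2.0]
width: 0.536
finger_force: 36.4
```

Emit:
move_arm(
  steps=[
    [0, 0, 0, 0, -0.0739, -0.108],
    [0, 0, 0, 0, -0.0739, -0.108],
    [0, 0, 0, 0, -0.0739, -0.108],
    [0, 0, 0, 0, -0.0739, -0.108],
    [0, 0, 0, 0, -0.0739, -0.108],
  ],
)

```text
time_s: 26.25
ee_pos: [0.498, 0.2563, 0.2736]
eef_rot: [0.391, 2.907, -0.897]
force: [0.4, 0.5, -1.6]
width: 0.534
finger_force: 36.4
```

Emit:
move_arm(
  steps=[
    [0, 0, 0, 0, -0.0739, -0.108],
    [0, 0, 0, 0, -0.0739, -0.108],
    [0, 0, 0, 0, -0.0739, -0.108],
    [0, 0, 0, 0, -0.0739, -0.108],
    [0, 0, 0, 0, -0.0739, -0.108],
  ],
)

```text
time_s: 26.75
ee_pos: [0.4979, 0.2563, 0.2736]
eef_rot: [1.235, 2.489, -0.766]
force: [0.9, 0.0, -1.0]
width: 0.536
finger_force: 36.4
```

```bash
python3 -c "
from h import *
h=np.pi/2
plan([.502,.275,.22],1.05,-h,1,maxr=.125)
"
```

```text
26.75 [-0.9    0.509  0.144  1.517  0.348  1.553 -0.193] [0.4979 0.2563 0.2736] [ 1.235  2.489 -0.766] [ 0.9  0.  -1. ]
d [ 0.0041  0.0118 -0.0576] r [-0.439 -0.482 -0.445] n 7 row [ 0.0006  0.0017 -0.0082 -0.0627 -0.0689 -0.0635]
```

Emit:
move_arm(
  steps=[
    [0.0006, 0.0017, 0, -0.0627, -0.0689, -0.0635],
    [0.0006, 0.0017, 0, -0.0627, -0.0689, -0.0635],
    [0.0006, 0.0017, 0, -0.0627, -0.0689, -0.0635],
    [0.0006, 0.0017, 0, -0.0627, -0.0689, -0.0635],
    [0.0006, 0.0017, 0, -0.0627, -0.0689, -0.0635],
  ],
)

```text
time_s: 27.25
ee_pos: [0.5008, 0.2655, 0.2737]
eef_rot: [1.506, 1.846, -0.89]
force: [0.6, -0.6, -1.6]
width: 0.54
finger_force: 36.4
```

Emit:
move_arm(
  steps=[
    [0.0006, 0.0017, -0.02, -0.0627, -0.0689, -0.0635],
    [0.0006, 0.0017, -0.02, -0.0627, -0.0689, -0.0635],
    [0, 0, -0.018, 0, 0, 0],
    [0, 0, 0, 0, 0, 0],
  ],
)

```text
time_s: 27.65
ee_pos: [0.5014, 0.2682, 0.2124]
eef_rot: [1.573, 1.59, -0.925]
force: [-0.5, -0.2, -1.3]
width: 0.534
finger_force: 36.5
```

```bash
cat > prof.py <<'E'
from h import *
def prof(x0,x1,y0,y1,zs,views=('side','top'),thr=60):
    for n in views:
        p,d=cap(n);c=cloud(n,d)
        m=(c[...,0]>x0)&(c[...,0]<x1)&(c[...,1]>y0)&(c[...,1]<y1)&(p.min(-1)>thr)
        P=c[m]
        for z,z2 in zip(zs,zs[1:]):
            Q=P[(P[:,2]>=z)&(P[:,2]<z2)]
            if len(Q)>3: print(n,round(z,3),len(Q),Q.min(0).round(3)[:2],Q.max(0).round(3)[:2])
E
python3 -c "
from prof import *
prof(.46,.545,.22,.32,np.arange(.12,.31,.015),('side',),90)
plan([.502,.275,.13],1.05,-np.pi/2,1)
"
```

```text
side 0.165 63 [0.475 0.244] [0.517 0.287]
side 0.18 73 [0.473 0.242] [0.507 0.288]
side 0.195 19 [0.475 0.242] [0.479 0.283]
side 0.21 29 [0.463 0.238] [0.482 0.274]
side 0.225 78 [0.47  0.243] [0.525 0.293]
side 0.24 140 [0.466 0.242] [0.524 0.309]
side 0.255 60 [0.47  0.251] [0.509 0.315]
side 0.27 50 [0.488 0.255] [0.507 0.275]
side 0.285 31 [0.494 0.257] [0.511 0.271]
27.7 [-1.101  0.835  0.333  1.408  0.44   1.733 -0.875] [0.5022 0.2681 0.2146] [ 1.575  1.589 -0.922] [-0.3  0.5 -1.5]
d [-0.0002 -0.     -0.0886] r [ 0.001 -0.008 -0.004] n 2 row [-0.0001 -0.     -0.0443  0.0004 -0.004  -0.002 ]
```

Emit:
move_arm(
  steps=[
    [0, 0, -0.035, 0, -0.004, -0.002],
    [0, 0, -0.03, 0, -0.004, -0.002],
    [0, 0, -0.016, 0, 0, 0],
    [0, 0, 0, 0, 0, 0],
  ],
)

```text
time_s: 28.1
ee_pos: [0.5022, 0.268, 0.1337]
eef_rot: [1.582, 1.58, -0.916]
force: [-0.5, -0.3, -1.4]
width: 0.532
finger_force: 36.5
```

Emit:
move_arm(
  steps=[
    [0, 0, -0.002, 0, 0, 0],
    [0, 0, 0, 0, 0, 0],
  ],
)

```text
time_s: 28.3
ee_pos: [0.5031, 0.2687, 0.1336]
eef_rot: [1.585, 1.579, -0.912]
force: [0.6, 0.1, -1.9]
width: 0.536
finger_force: 36.5
```

Emit:
move_arm(
  steps=[
    [0, 0, -0.002, 0, 0, 0],
    [0, 0, 0, 0, 0, 0],
  ],
)

```text
time_s: 28.5
ee_pos: [0.5025, 0.2687, 0.1305]
eef_rot: [1.584, 1.579, -0.913]
force: [0.3, 0.1, -1.6]
width: 0.534
finger_force: 36.5
```

Emit:
move_arm(
  steps=[
    [0, 0, -0.002, 0, 0, 0],
    [0, 0, 0, 0, 0, 0],
  ],
)

```text
time_s: 28.7
ee_pos: [0.5023, 0.2685, 0.1278]
eef_rot: [1.583, 1.579, -0.914]
force: [0.6, -0.1, -2.5]
width: 0.534
finger_force: 36.5
```

Emit:
move_arm(
  steps=[
    [0, 0, -0.003, 0, 0, 0],
    [0, 0, 0, 0, 0, 0],
  ],
)

```text
time_s: 28.9
ee_pos: [0.5022, 0.2684, 0.1245]
eef_rot: [1.582, 1.579, -0.915]
force: [0.2, -1.1, -2.5]
width: 0.533
finger_force: 36.5
```

Emit:
move_arm(
  steps=[
    [0, 0, -0.002, 0, 0, 0],
    [0, 0, 0, 0, 0, 0],
  ],
)

```text
time_s: 29.1
ee_pos: [0.5024, 0.2685, 0.1231]
eef_rot: [1.582, 1.578, -0.914]
force: [-0.6, -0.2, -0.0]
width: 0.538
finger_force: 36.4
```

Emit:
move_arm(
  steps=[
    [0, 0, -0.002, 0, 0, 0],
    [0, 0, 0, 0, 0, 0],
  ],
)

```text
time_s: 29.3
ee_pos: [0.5024, 0.2686, 0.1225]
eef_rot: [1.582, 1.577, -0.915]
force: [-2.2, 2.2, 7.2]
width: 0.536
finger_force: 36.5
```

Emit:
move_arm(
  steps=[
    [0, 0, 0.002, 0, 0, 0],
    [0, 0, 0, 0, 0, 0],
  ],
)

```text
time_s: 29.5
ee_pos: [0.5025, 0.2686, 0.123]
eef_rot: [1.583, 1.579, -0.914]
force: [-0.3, 1.0, 0.3]
width: 0.539
finger_force: 36.5
```

Emit:
move_arm(
  steps=[
    [0, 0, 0, 0, 0, 0],
    [0, 0, 0, 0, 0, 0],
    [0, 0, 0, 0, 0, 0],
    [0, 0, 0, 0, 0, 0],
  ],
  hand=0.5,
)

```text
time_s: 29.9
ee_pos: [0.5024, 0.2684, 0.1228]
eef_rot: [1.583, 1.579, -0.915]
force: [0.4, -0.1, -0.4]
width: 0.747
finger_force: 0.0
```

Emit:
move_arm(
  steps=[
    [0, 0.01, 0.015, 0, 0, 0],
    [0, 0.01, 0.025, 0, 0, 0],
    [0, 0.01, 0.03, 0, 0, 0],
    [0, 0, 0.035, 0.1, 0, 0],
    [0, 0, 0.035, 0.12, 0, 0],
  ],
)

```text
time_s: 30.4
ee_pos: [0.5016, 0.2999, 0.2621]
eef_rot: [1.73, 1.732, -0.761]
force: [1.2, 0.6, 0.9]
width: 0.75
finger_force: 0.0
```

Emit:
move_arm(
  steps=[
    [0, 0, 0.035, 0.12, 0, 0],
    [0, 0, 0.02, 0.12, 0, 0],
    [0, 0, 0, 0, 0, 0],
  ],
)

```text
time_s: 30.7
ee_pos: [0.5051, 0.296, 0.325]
eef_rot: [1.899, 1.878, -0.555]
force: [0.7, -0.5, 0.4]
width: 0.754
finger_force: 0.0
```

```bash
python3 -c "
from prof import *
h=np.pi/2
prof(.46,.545,.12,.21,np.arange(.09,.22,.04),('side',),60)
prof(.46,.545,.23,.32,np.arange(.09,.22,.03),('side',),60)
p=np.load('side.npz')['p'];save('pl3',p[150:290,130:300],3.5)
plan([.398,.31,.25],0,0,1)
from sim import *
q=bot.get_state()['qpos']
for hh,y in((1,0),(0,-h),(1,-h),(0,-3.1)):
  print(y,hh)
  follow(q,[([.398,.31,.25],tool(0,y,hh)),([.398,.31,.095],tool(0,y,hh)),([.398,.21,.095],tool(0,y,hh)),([.398,.145,.095],tool(0,y,hh)),([.398,.25,.095],tool(0,y,hh))])
"
```

```text
side 0.09 184 [0.475 0.24 ] [0.521 0.289]
side 0.12 190 [0.474 0.239] [0.523 0.29 ]
side 0.15 176 [0.476 0.242] [0.521 0.286]
side 0.18 69 [0.487 0.25 ] [0.507 0.275]
30.8 [-1.02   0.534  0.287  1.383  0.279  1.652 -0.781] [0.5026 0.2977 0.3193] [ 1.89   1.881 -0.569] [ 0.4  0.4 -0.1]
d [-0.1046  0.0123 -0.0773] r [0.459 0.463 1.526] n 12 row [-0.0087  0.001  -0.0064  0.0383  0.0386  0.1271]
0 1
[-0.72  0.21 -0.04  1.88  0.01  1.05  0.8 ] err 0.0 0.0 k 12 r [0.46 0.46 1.53] worst 0.26 dq 0.17
[-0.72  0.41 -0.04  2.03  0.03  0.7   0.79] err 0.0 0.0 k 4 r [0. 0. 0.] worst 0.26 dq 0.09
[-0.57  0.34 -0.03  2.16  0.02  0.65  0.96] err 0.0 0.0 k 3 r [0. 0. 0.] worst 0.26 dq 0.06
[-0.45  0.3  -0.01  2.22  0.01  0.62  1.1 ] err 0.0 0.0 k 2 r [0. 0. 0.] worst 0.26 dq 0.07
[-0.63  0.36 -0.04  2.11  0.02  0.66  0.89] err 0.0 0.0 k 3 r [0. 0. 0.] worst 0.26 dq 0.07
-1.5707963267948966 0
[-1.56  0.67  1.42  1.95 -0.82  1.28 -2.84] err 0.0472 0.183 k 23 r [ 0.   -0.91 -3.  ] worst 0.02 dq 0.07
[-1.61  0.87  1.34  2.09 -1.01  1.09 -2.84] err 0.0115 0.047 k 4 r [0. 0. 0.] worst 0.02 dq 0.08
[-1.53  
[... 529 characters left out ...]
.0 0.0 k 3 r [0. 0. 0.] worst 0.31 dq 0.06
[-0.64  0.3   0.2   2.23 -0.1   0.62 -0.36] err 0.0 0.0 k 2 r [0. 0. 0.] worst 0.31 dq 0.07
[-0.81  0.36  0.18  2.13 -0.1   0.66 -0.56] err 0.0 0.0 k 3 r [0. 0. 0.] worst 0.31 dq 0.06
-3.1 0
[-0.71  0.21 -0.05  1.88  0.01  1.05  0.84] err 0.0 0.0 k 13 r [0.45 0.48 1.57] worst 0.26 dq 0.16
[-0.72  0.41 -0.05  2.03  0.03  0.7   0.83] err 0.0 0.0 k 4 r [0. 0. 0.] worst 0.26 dq 0.09
[-0.56  0.34 -0.04  2.16  0.02  0.65  1.  ] err 0.0 0.0 k 3 r [0. 0. 0.] worst 0.26 dq 0.06
[-0.45  0.3  -0.02  2.22  0.01  0.62  1.14] err 0.0 0.0 k 2 r [0. 0. 0.] worst 0.26 dq 0.07
[-0.63  0.36 -0.04  2.11  0.02  0.66  0.93] err 0.0 0.0 k 3 r [0. 0. 0.] worst 0.26 dq 0.07
```

View pics/pl3.png

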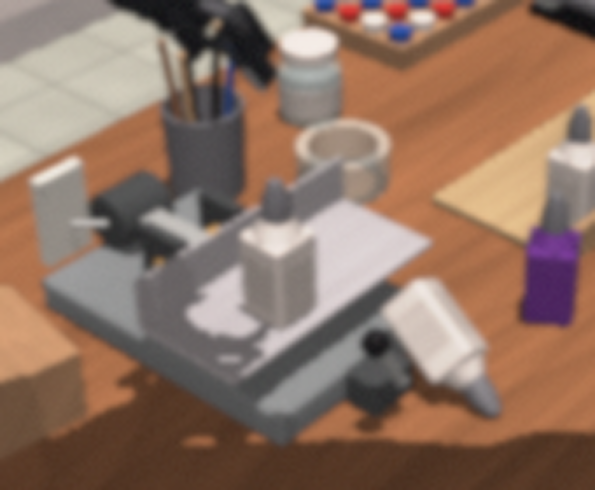

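```bash
python3 -c "
from h import *
for i in range(3): p,d=cap('side')
t,dt=cap('top')
a=cv2.resize(p[150:290,130:300],None,fx=2.3,fy=2.3,interpolation=cv2.INTER_CUBIC);b=cv2.resize(t[150:290,130:300],None,fx=2.3,fy=2.3,interpolation=cv2.INTER_CUBIC)
cv2.imwrite('pics/fall.png',np.hstack([a,b])[...,::-1])
"
```

```text
(no output)
```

View pics/fall.png

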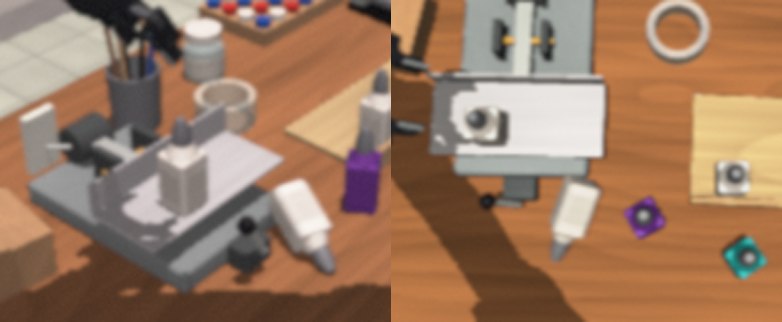

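```bash
python3 -c "
from h import *
for n in('top','side'):
    T=np.load(n+'.npz');p=T['p'];c=cloud(n,T['d'])
    m=(p.min(-1)>100)&(p.max(-1).astype(int)-p.min(-1)<50)&(c[...,0]>.30)&(c[...,0]<.47)&(c[...,1]>.08)&(c[...,1]<.22)&(c[...,2]>.012)&(c[...,2]<.09)
    k,l,st,ce=cv2.connectedComponentsWithStats(m.astype(np.uint8))
    i=1+np.argmax(st[1:,4]);P=c[l==i]
    print(n,st[i],ce[i],cv2.minAreaRect(P[:,:2].astype(np.float32)*1000))
    # fit top plane
    A=np.c_[P[:,:2],np.ones(len(P))]
    Z=P[P[:,2]>np.percentile(P[:,2],40)];A=np.c_[Z[:,:2],np.ones(len(Z))];print(np.linalg.lstsq(A,Z[:,2],rcond=None)[0],np.percentile(P[:,2],[5,25,50,75,95]).round(4))
    for z in np.arange(.0,.09,.01):
        Q=P[(P[:,2]>=z)&(P[:,2]<z+.01)]
        if len(Q)>3: print(round(z,2),len(Q),Q.min(0).round(3)[:2],Q.max(0).round(3)[:2])
    g=(c[...,0]>.28)&(c[...,0]<.42)&(c[...,1]>.10)&(c[...,1]<.22)&(c[...,2]>.015)&~m; print('nozzle etc',c[g][::9].round(3).tolist()[:20])
"
```

```text
top [188 219  33  44 646] [206.59442724 235.84055728] ((409.4176330566406, 153.05929565429688), (153.13841247558594, 96.77153015136719), 19.440940856933594)
[ 0.18600299 -0.07485021 -0.00487517] [0.0297 0.0337 0.0484 0.0607 0.0708]
0.02 36 [0.323 0.132] [0.465 0.211]
0.03 223 [0.327 0.128] [0.47 0.22]
0.04 86 [0.343 0.116] [0.444 0.17 ]
0.05 133 [0.356 0.107] [0.44  0.165]
0.06 125 [0.366 0.107] [0.436 0.161]
0.07 42 [0.395 0.116] [0.432 0.148]
nozzle etc [[0.42, 0.208, 0.034], [0.413, 0.211, 0.036], [0.407, 0.107, 0.053], [0.371, 0.119, 0.043], [0.351, 0.143, 0.036], [0.337, 0.15, 0.026], [0.324, 0.16, 0.024]]
side [229 228  47  39 704] [258.23863636 244.84943182] ((405.10797119140625, 160.41111755371094), (150.41664123535156, 85.08241271972656), 13.743643760681152)
[ 0.17864238 -0.32541525  0.03832986] [0.0196 0.0333 0.0454 0.0597 0.0721]
0.01 37 [0.323 0.173] [0.395 0.186]
0.02 76 [0.333 0.159] [0.445 0.188]
0.03 191 [0.342 0.132] [0.47  0.218]
0.04 107 [0.353 0.142] [0.447 0.186]
0.05 123 [0.361 0.134] [0.444 0.182]
0.06 110 [0.375 0.126] [0.436 0.18 ]
0.07 60 [0.398 0.122] [0.435 0.169]
nozzle etc [[0.419, 0.122, 0.072], [0.394, 0.133, 0.065], [0.374, 0.134, 0.049], [0.353, 0.146, 0.04], [0.41, 0.207, 0.037], [0.407, 0.211, 0.034], [0.407, 0.206, 0.019], [0.348, 0.185, 0.018]]
```

```bash
cat > fall.py <<'E'
from h import *
Ps=[]
for n in('top','side'):
    T=np.load(n+'.npz');p=T['p'].astype(int);c=cloud(n,T['d'])
    m=(p.min(-1)>110)&(p.max(-1)-p.min(-1)<50)&(c[...,0]>.30)&(c[...,0]<.45)&(c[...,1]>.08)&(c[...,1]<.19)&(c[...,2]>.012)&(c[...,2]<.09)
    m&=~((c[...,0]>.42)&(c[...,2]<.045)); P=c[m]; Ps.append(P)
    g=(p.max(-1)<110)&(p.max(-1)-p.min(-1)<25)&(c[...,0]>.28)&(c[...,0]<.38)&(c[...,1]>.12)&(c[...,1]<.2)&(c[...,2]>.01)
    print(n,len(P),'nozzle',g.sum(),c[g].mean(0).round(3),c[g].min(0).round(3),c[g].max(0).round(3))
P=np.vstack(Ps);rng=np.random.default_rng(0)
for k in range(2):
    best=None
    for _ in range(1500):
        a=P[rng.choice(len(P),3,False)];v=np.cross(a[1]-a[0],a[2]-a[0])
        if np.linalg.norm(v)<1e-5: continue
        v/=np.linalg.norm(v);i=np.abs((P-a[0])@v)<.0025
        if best is None or i.sum()>best.sum(): best=i
    Q=P[best];u,s,vt=np.linalg.svd(Q-Q.mean(0),full_matrices=False);nn=vt[2]*np.sign(vt[2][2])
    print('plane',len(Q),'n',nn.round(3),'c',Q.mean(0).round(4))
    e1=np.cross(nn,[0,1,0]);e1/=np.linalg.norm(e1);e2=np.cross(nn,e1)
    r=cv2.minAreaRect((np.c_[(Q-Q.mean(0))@e1,(Q-Q.mean(0))@e2]*1000).astype(np.float32))
    th=np.radians(r[2]);ax=[np.cos(th)*e1+np.sin(th)*e2,-np.sin(th)*e1+np.cos(th)*e2]
    print(' rect centre',(Q.mean(0)+r[0][0]/1000*e1+r[0][1]/1000*e2).round(4),'sizes',np.round(r[1],1),'axes',ax[0].round(3),ax[1].round(3))
    P=P[~best]
E
python3 fall.py
```

```text
fall.py:8: RuntimeWarning: Mean of empty slice.
  print(n,len(P),'nozzle',g.sum(),c[g].mean(0).round(3),c[g].min(0).round(3),c[g].max(0).round(3))
  ret = um.true_divide(
Traceback (most recent call last):
  File "fall.py", line 8, in <module>
    print(n,len(P),'nozzle',g.sum(),c[g].mean(0).round(3),c[g].min(0).round(3),c[g].max(0).round(3))
                                                          ~~~~~~~~^^^
ValueError: zero-size array to reduction operation minimum which has no identity
```

```bash
sed -i '/nozzle/d;/ g=(p.max/d' fall.py; python3 fall.py
```

```text
plane 339 n [-0.416 -0.082  0.906] c [0.3905 0.148  0.0606]
 rect centre [0.3775 0.1505 0.0548] sizes [ 57.5 116.5] axes [-0.251 -0.947 -0.201] [ 0.874 -0.311  0.373]
plane 193 n [-0.412 -0.066  0.909] c [0.3841 0.148  0.0523]
 rect centre [0.3773 0.1518 0.0495] sizes [ 60.7 123.6] axes [-0.268 -0.945 -0.19 ] [ 0.871 -0.321  0.372]
```

```bash
cat > fg.py <<'E'
from sim import *
n=np.array([-.415,-.075,.907]);n/=np.linalg.norm(n)
noz=np.array([-.873,.315,-.372]);noz-=n*(n@noz);noz/=np.linalg.norm(noz)
cl=np.cross(n,noz)   # closing axis
B0=R.from_matrix(np.c_[noz,cl,n])
def grasp(tilt,half):
    # tool z = -n rotated about closing axis by tilt toward vertical
    z=R.from_rotvec(cl*tilt).apply(-n); y=cl*(1 if half==0 else -1)
    return R.from_matrix(np.c_[np.cross(y,z),y,z])
LAY=R.identity()*B0.inv()
E
python3 - <<'E'
from fg import *
from h import bot
print('noz',noz.round(3),'cl',cl.round(3),'n',n.round(3))
q0=bot.get_state()['qpos']
gp=np.array([.400,.146,.056])
for tilt in(-.4,-.2,0,.2,.4):
  for half in(0,1):
    G=grasp(tilt,half);L=LAY*G
    print('tilt',tilt,half,'tool z',G.apply([0,0,1]).round(2),'lay z',L.apply([0,0,1]).round(2))
    q=follow(q0,[([.42,.2,.32],G),(gp+[0,0,.1],G),(gp,G),(gp+[0,0,.2],G),([.45,-.02,.27],R.from_rotvec((LAY).as_rotvec()*.5)*G),([.505,-.17,.2],L),([.505,-.17,.05],L)],verbose=0)
    t,M=fk(q,P);print('  ',np.round(q,2),np.linalg.norm(t-(np.array([.505,-.17,.05])+L.apply([0,0,.008]))).round(3),np.linalg.norm((M.inv()*L).as_rotvec()).round(3), LAY.as_rotvec().round(2))
    for nm,ps,m in(('G',gp,G),('L',np.array([.505,-.17,.05]),L)):
        o=search(ps+m.apply([0,0,.008]),m,6); print('   ',nm,len(o),*[(round(a,2),np.round(b,2)) for a,b in o[:1]])
E
```

```text
noz [-0.873  0.315 -0.373] cl [-0.258 -0.946 -0.196] n [-0.415 -0.075  0.907]
tilt -0.4 0 tool z [ 0.04  0.19 -0.98] lay z [ 0.39 -0.   -0.92]
   [ 1.12  0.61 -0.61  2.24 -1.01  0.15 -2.84] 0.056 0.302 [ 0.59  0.2  -2.78]
    G 4 (np.float64(0.26), array([ 0.2 ,  0.43, -0.63,  2.28,  0.22,  0.4 , -2.4 ]))
    L 3 (np.float64(0.02), array([ 0.78,  0.5 , -0.56,  2.26,  1.11,  0.15,  0.81]))
tilt -0.4 1 tool z [ 0.04  0.19 -0.98] lay z [ 0.39 -0.   -0.92]
   [ 0.3   0.43  0.01  2.27 -1.01  0.15 -0.28] 0.003 0.018 [ 0.59  0.2  -2.78]
    G 3 (np.float64(0.26), array([ 0.25,  0.45, -0.69,  2.28,  0.29,  0.41,  0.67]))
    L 1 (np.float64(0.02), array([ 1.33,  1.06, -1.45,  2.23,  1.57,  0.92, -2.55]))
tilt -0.2 0 tool z [ 0.23  0.14 -0.96] lay z [ 0.2  -0.   -0.98]
   [ 2.27 -0.27 -1.45  2.44 -1.01  0.66 -2.84] 0.213 0.366 [ 0.59  0.2  -2.78]
    G 5 (np.float64(0.05), array([-0.77,  0.32,  0.38,  2.46, -0.95,  0.18, -1.36]))
    L 3 (np.float64(0.3), array([ 0.71,  0.52, -0.55,  2.11,  0.54,  0.43,  1.34]))
tilt -0.2 1 tool z [ 0.23  0.14 -0.96] lay z [ 0.2  -0.   -0.98]
   [-0.11  0.5  
[... 1068 characters left out ...]
))
tilt 0.2 1 tool z [ 0.58  0.01 -0.81] lay z [-0.2   0.   -0.98]
   [ 0.56  0.66 -0.48  1.82  0.39  0.97 -1.69] 0.0 0.0 [ 0.59  0.2  -2.78]
    G 0
    L 4 (np.float64(0.72), array([ 0.47,  0.64, -0.35,  1.82,  0.3 ,  0.94, -1.62]))
tilt 0.4 0 tool z [ 0.72 -0.05 -0.69] lay z [-0.39 -0.   -0.92]
   [ 2.22 -0.27 -1.45  2.52 -1.01  0.53 -2.84] 0.224 0.81 [ 0.59  0.2  -2.78]
    G 0
    L 2 (np.float64(0.71), array([ 0.21,  0.71, -0.04,  1.68,  0.1 ,  1.14,  1.69]))
tilt 0.4 1 tool z [ 0.72 -0.05 -0.69] lay z [-0.39 -0.   -0.92]
   [ 0.6   0.81 -0.62  1.65  0.48  1.26 -1.78] 0.0 0.0 [ 0.59  0.2  -2.78]
    G 0
    L 4 (np.float64(0.7), array([-0.21,  0.8 ,  0.61,  1.72, -0.33,  1.15, -1.05]))
```

Run:
```python
from fg import *
from h import bot
q0=bot.get_state()['qpos']
gp=np.array([.400,.146,.056])
G=grasp(-.4,1);L=LAY*G
q=follow(q0,[([.42,.22,.32],G),(gp+[0,0,.12],G),(gp,G),(gp+[0,0,.2],G)])
for x in(.505,.53,.56):
  for ex in(0,.1,.2):
    L2=R.from_rotvec([0,ex,0])*L
    print(x,ex,L2.apply([0,0,1]).round(2));follow(q,[([.45,-.0,.27],R.from_rotvec((L2*G.inv()).as_rotvec()*.5)*G),([x,-.17,.2],L2),([x,-.17,.05],L2)])
t,M=fk(q0,P);print((G*M.inv()).as_rotvec(), gp+G.apply([0,0,.008]))
```

```text
[-0.7   0.01  0.23  1.95 -0.18  1.06  0.91] err 0.0 0.0 k 11 r [0.64 0.23 1.32] worst 0.28 dq 0.22
[-0.59  0.11  0.28  2.23 -0.31  0.73  1.21] err 0.0 0.0 k 4 r [0. 0. 0.] worst 0.28 dq 0.1
[-0.44  0.36  0.13  2.32 -0.55  0.42  1.48] err 0.0 0.0 k 3 r [0. 0. 0.] worst 0.22 dq 0.1
[-0.55 -0.    0.22  2.12 -0.21  0.93  1.09] err 0.0 0.0 k 5 r [0. 0. 0.] worst 0.22 dq 0.1
0.505 0 [ 0.39 -0.   -0.92]
[-0.31 -0.08  0.39  2.2  -0.36  0.76  0.19] err 0.0 0.0 k 11 r [ 0.29  0.1  -1.39] worst 0.21 dq 0.1
[-0.21  0.15  0.58  2.2  -0.47  0.48 -0.84] err 0.0 0.0 k 11 r [ 0.29  0.1  -1.39] worst 0.21 dq 0.1
[ 0.3   0.43  0.01  2.27 -1.01  0.15 -0.28] err 0.0035 0.018 k 4 r [0. 0. 0.] worst 0.02 dq 0.15
0.505 0.1 [ 0.3  -0.   -0.96]
[-0.33 -0.06  0.37  2.17 -0.28  0.8   0.09] err 0.0 0.0 k 11 r [ 0.22  0.11 -1.4 ] worst 0.23 dq 0.11
[-0.23  0.18  0.59  2.13 -0.36  0.6  -0.96] err 0.0 0.0 k 11 r [ 0.22  0.11 -1.4 ] worst 0.23 dq 0.09
[ 0.12  0.45  0.2   2.23 -0.75  0.25 -0.57] err 0.0 0.0 k 4 r [0. 0. 0.] worst 0.12 dq 0.14
0.505 0.2 [ 0.2  -0.   -0.98]
[-0.35 -0.04  0.36  2.13 -0.2   0.85 -0.  ] e
[... 1566 characters left out ...]
.   -0.96]
[-0.33 -0.06  0.37  2.17 -0.28  0.8   0.09] err 0.0 0.0 k 11 r [ 0.22  0.11 -1.4 ] worst 0.23 dq 0.11
[-0.26  0.29  0.62  2.02 -0.44  0.64 -0.93] err 0.0 0.0 k 11 r [ 0.22  0.11 -1.4 ] worst 0.23 dq 0.09
[ 0.02  0.51  0.3   2.11 -0.76  0.33 -0.61] err 0.0 0.0 k 4 r [0. 0. 0.] worst 0.2 dq 0.11
0.56 0.2 [ 0.2  -0.   -0.98]
[-0.35 -0.04  0.36  2.13 -0.2   0.85 -0.  ] err 0.0 0.0 k 11 r [ 0.15  0.12 -1.42] worst 0.25 dq 0.11
[-0.26  0.33  0.63  1.94 -0.37  0.77 -1.  ] err 0.0 0.0 k 11 r [ 0.15  0.12 -1.42] worst 0.25 dq 0.09
[-0.07  0.55  0.41  2.04 -0.61  0.46 -0.78] err 0.0 0.0 k 4 r [0. 0. 0.] worst 0.25 dq 0.08
[0.64175747 0.22918729 1.31831725] [0.40033874 0.14753426 0.04815581]
```

Emit:
move_arm(
  steps=[
    [-0.0075, -0.007, 0, 0.0583, 0.0208, 0.1199],
    [-0.0075, -0.007, 0, 0.0583, 0.0208, 0.1199],
    [-0.0075, -0.007, 0, 0.0583, 0.0208, 0.1199],
    [-0.0075, -0.007, 0, 0.0583, 0.0208, 0.1199],
    [-0.0075, -0.007, 0, 0.0583, 0.0208, 0.1199],
  ],
  hand=0.36,
)

```text
time_s: 31.5
ee_pos: [0.4638, 0.264, 0.3165]
eef_rot: [1.332, 2.562, -0.208]
force: [0.6, 0.3, -0.0]
width: 0.682
finger_force: 0.0
```

Emit:
move_arm(
  steps=[
    [-0.0075, -0.007, 0, 0.0583, 0.0208, 0.1199],
    [-0.0075, -0.007, 0, 0.0583, 0.0208, 0.1199],
    [-0.0075, -0.007, 0, 0.0583, 0.0208, 0.1199],
    [-0.0075, -0.007, 0, 0.0583, 0.0208, 0.1199],
    [-0.0075, -0.007, 0, 0.0583, 0.0208, 0.1199],
  ],
)

```text
time_s: 32.0
ee_pos: [0.4265, 0.2286, 0.3169]
eef_rot: [0.578, 3.027, 0.221]
force: [-0.5, -0.2, -0.4]
width: 0.679
finger_force: 0.0
```

Emit:
move_arm(
  steps=[
    [-0.0075, -0.007, 0, 0.0583, 0.0208, 0.1199],
    [0, -0.03, -0.03, 0, 0, 0],
    [-0.01, -0.03, -0.03, 0, 0, 0],
    [-0.01, -0.015, -0.03, 0, 0, 0],
  ],
)

```text
time_s: 32.4
ee_pos: [0.3991, 0.1443, 0.2258]
eef_rot: [0.418, 3.086, 0.307]
force: [1.0, 0.9, -0.7]
width: 0.681
finger_force: 0.0
```

```bash
cat >> h.py <<'E'
def planM(pos,M,maxd=.045,maxr=.13):
    s=bot.get_state(); tcp=np.array(pos)+M.apply([0,0,.008])
    d=tcp-s['ee_pos']; r=(M*R.from_rotvec(s['eef_rot']).inv()).as_rotvec()
    n=int(np.ceil(max(np.linalg.norm(d)/maxd,np.linalg.norm(r)/maxr,1)))
    log(); print('d',np.round(d,4),'r',np.round(r,3),'n',n,'row',np.round(np.r_[d/n,r/n],4))
E
python3 -c "
from h import *
from fg import grasp
planM([.4,.146,.056],grasp(-.4,1))
cap('top');cap('side')
";python3 fall.py
```

```text
32.4 [-0.582  0.025  0.264  2.156 -0.231  0.877  1.124] [0.3991 0.1443 0.2258] [0.418 3.086 0.307] [ 1.   0.9 -0.7]
d [ 0.0012  0.0033 -0.1776] r [ 0.    -0.005  0.004] n 4 row [ 0.0003  0.0008 -0.0444  0.     -0.0011  0.0009]
plane 108 n [-0.281  0.102  0.954] c [0.3514 0.1224 0.0412]
 rect centre [0.3466 0.1278 0.0392] sizes [43.4 65.4] axes [-0.599 -0.796 -0.092] [ 0.75  -0.597  0.284]
plane 53 n [-0.213  0.177  0.961] c [0.3617 0.1272 0.0376]
 rect centre [0.3627 0.1246 0.0383] sizes [60.9 34.9] axes [-0.961 -0.217 -0.173] [ 0.178 -0.96   0.216]
```

```bash
python3 -c "
from h import *
p,d=cap('side');save('now',p[150:290,190:320],4)
c=cloud('side',d)
print(c[::1][225:275:6,225:285:6].round(3)[...,:].tolist() if 0 else '')
m=(p.min(-1)>110)&(p.max(-1).astype(int)-p.min(-1)<50)&(c[...,0]>.30)&(c[...,0]<.45)&(c[...,1]>.05)&(c[...,1]<.2)&(c[...,2]>.012)&(c[...,2]<.09)&~((c[...,0]>.42)&(c[...,2]<.045))
P=c[m];print(len(P),P.mean(0),P.min(0),P.max(0))
"
```

```text
231 [0.35288198 0.12554919 0.03870041] [0.30773316 0.09412661 0.01203056] [0.39375118 0.14066519 0.05096094]
```

View pics/now.png

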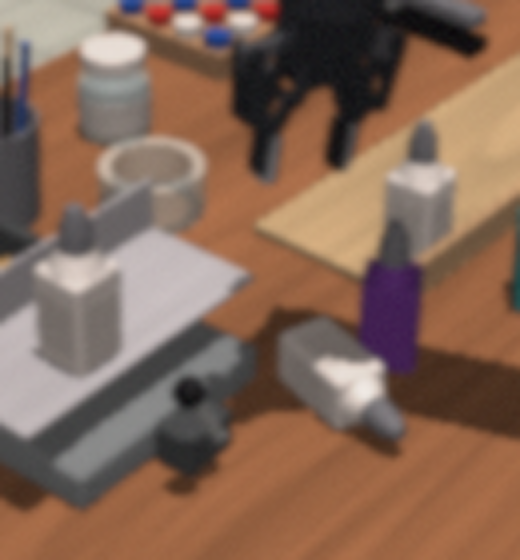

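Emit:
move_arm(
  steps=[
    [0, 0.04, 0.02, 0, 0, 0],
    [0, 0.045, 0.02, 0, 0, 0],
    [0, 0.045, 0.02, 0, 0, 0],
    [0, 0.02, 0.02, 0, 0, 0],
    [0, 0, 0, 0, 0, 0],
  ],
)

```text
time_s: 33.05
ee_pos: [0.4002, 0.3025, 0.3116]
eef_rot: [0.404, 3.082, 0.317]
force: [0.6, -0.4, -1.6]
width: 0.676
finger_force: 0.0
```

```bash
python3 -c "
from h import *
p,d=cap('top');save('now2',p[190:290,170:300],5)
cap('side')
"; sed -i 's/>.08)&(c\[...,1\]<.19)/>.05)\&(c[...,1]<.19)/' fall.py; python3 fall.py; python3 -c "
from h import *
T=np.load('top.npz');c=cloud('top',T['d']);p=T['p'].astype(int)
m=(c[...,0]>.27)&(c[...,0]<.42)&(c[...,1]>.03)&(c[...,1]<.19)&(c[...,2]>.012)&(p[...,0]-p[...,2]<40)
k,l,st,ce=cv2.connectedComponentsWithStats(m.astype(np.uint8))
for i in range(1,k):
    if st[i,4]>15: P=c[l==i];print(st[i],P.mean(0).round(3),P.min(0).round(3),P.max(0).round(3),cv2.minAreaRect(P[:,:2].astype(np.float32)*1000))
"
```

```text
plane 393 n [0.001 0.021 1.   ] c [0.3864 0.1082 0.0455]
 rect centre [0.3873 0.1087 0.0455] sizes [46.1 84.8] axes [-0.291 -0.956  0.02 ] [ 0.957 -0.291  0.005]
plane 123 n [-0.016  0.032  0.999] c [0.372  0.1131 0.041 ]
 rect centre [0.3814 0.1097 0.0412] sizes [47.1 90.4] axes [-0.281 -0.959  0.026] [ 0.959 -0.281  0.024]
[ 118  203   69  100 3780] [0.319 0.155 0.721] [0.27  0.093 0.611] [0.419 0.19  0.754] ((323.0119934082031, 173.73007202148438), (176.83827209472656, 80.39418029785156), 32.75739288330078)
[211 234  19  35 400] [0.371 0.111 0.041] [0.305 0.077 0.021] [0.419 0.137 0.052] ((365.3373718261719, 114.1570053100586), (45.95339584350586, 124.19478607177734), 72.87898254394531)
[232 236  11  18 137] [0.382 0.044 0.093] [0.356 0.03  0.055] [0.411 0.065 0.13 ] ((382.5413818359375, 47.2234992980957), (54.425140380859375, 33.82197189331055), 4.343794345855713)
```

View pics/now2.png

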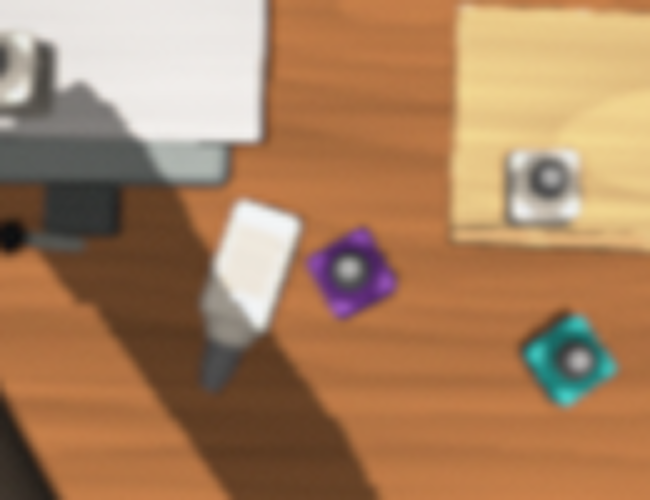

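```bash
cat > fg2.py <<'E'
from sim import *
c=np.array([.291,.957,0]);c/=np.linalg.norm(c)
z=-np.array([0,0,1])-.08*c; z/=np.linalg.norm(z)
y=c-z*(c@z); y/=np.linalg.norm(y)
G2=R.from_matrix(np.c_[np.cross(y,z),y,z])
# yaw such that nozzle (-.957,.291) -> +x : angle
YAW=-np.arctan2(.291,-.957)
L2=tool(0,0,1)
gp2=np.array([.3614,.1163,.036])
E
python3 - <<'E'
from fg2 import *
from h import *
planM(gp2+[0,0,.12],G2)
print('yaw',YAW, (L2*G2.inv()).as_rotvec(),(tool(0,0,0)*G2.inv()).as_rotvec())
q=bot.get_state()['qpos'];q=follow(q,[(gp2+[0,0,.12],G2),(gp2,G2),(gp2+[0,0,.2],G2),([.5,-.05,.26],tool(0,.9*0+1.3,0)),([.53,-.17,.2],tool(0,0,0)),([.53,-.17,.036],tool(0,0,0))])
E
```

```text
33.15 [-0.762  0.052  0.119  1.918 -0.161  1.027  0.736] [0.4    0.2977 0.3084] [0.411 3.084 0.31 ] [-0.7 -0.7 -1.2]
d [-0.0388 -0.182  -0.1604] r [-0.271  0.066 -0.029] n 6 row [-0.0065 -0.0303 -0.0267 -0.0452  0.011  -0.0049]
yaw -2.8464013174389002 [ 0.07924933 -0.01178254  0.2950341 ] [-0.01688841 -0.11359137 -2.84432076]
[-0.67  0.14  0.2   2.24  0.04  0.82  0.78] err 0.0 0.0 k 6 r [-0.27  0.07 -0.03] worst 0.3 dq 0.05
[-0.63  0.39  0.16  2.33 -0.01  0.48  0.81] err 0.0 0.0 k 3 r [0. 0. 0.] worst 0.21 dq 0.11
[-0.67  0.02  0.18  2.14  0.06  1.04  0.76] err 0.0 0.0 k 5 r [0. 0. 0.] worst 0.21 dq 0.11
[-0.44  0.2   0.51  1.9  -0.11  1.07 -0.15] err 0.0 0.0 k 12 r [ 0.04 -0.08 -1.55] worst 0.21 dq 0.08
[-0.37  0.42  0.78  1.86 -0.35  1.   -1.  ] err 0.0 0.0 k 10 r [ 0.   0.  -1.3] worst 0.21 dq 0.08
[-0.22  0.65  0.6   1.97 -0.56  0.69 -0.84] err 0.0 0.0 k 4 r [0. 0. 0.] worst 0.21 dq 0.08
```

Emit:
move_arm(
  steps=[
    [-0.0065, -0.0303, -0.02, -0.0452, 0.011, -0.0049],
    [-0.0065, -0.0303, -0.02, -0.0452, 0.011, -0.0049],
    [-0.0065, -0.0303, -0.02, -0.0452, 0.011, -0.0049],
    [-0.0065, -0.0303, -0.02, -0.0452, 0.011, -0.0049],
    [-0.0065, -0.0303, -0.02, -0.0452, 0.011, -0.0049],
  ],
)

```text
time_s: 33.65
ee_pos: [0.3668, 0.1426, 0.2069]
eef_rot: [-0.459, -3.099, 0.055]
force: [-0.6, -1.0, -0.3]
width: 0.681
finger_force: 0.0
```

Emit:
move_arm(
  steps=[
    [-0.0065, -0.0303, -0.02, -0.0452, 0.011, -0.0049],
    [0, 0, 0, 0, 0, 0],
  ],
)

```text
time_s: 33.85
ee_pos: [0.3584, 0.1104, 0.1855]
eef_rot: [-0.469, -3.086, 0.133]
force: [-0.3, 0.9, 0.6]
width: 0.681
finger_force: 0.0
```

Run:
```python
from fg2 import *
from h import *
planM(gp2,G2)
```

```text
33.85 [-0.671  0.077  0.201  2.199  0.055  0.932  0.765] [0.3584 0.1104 0.1855] [-0.469 -3.086  0.133] [-0.3  0.9  0.6]
d [ 0.0028  0.0053 -0.1575] r [ 0.005 -0.006  0.007] n 4 row [ 0.0007  0.0013 -0.0394  0.0014 -0.0015  0.0016]
```

Emit:
move_arm(
  steps=[
    [0.003, 0.005, -0.02, 0.005, -0.006, 0.007],
    [0, 0, -0.035, 0, 0, 0],
    [0, 0, -0.035, 0, 0, 0],
    [0, 0, -0.035, 0, 0, 0],
    [0, 0, -0.02, 0, 0, 0],
  ],
)

```text
time_s: 34.35
ee_pos: [0.3633, 0.119, 0.0411]
eef_rot: [-0.455, -3.098, 0.117]
force: [-0.8, 0.6, -0.2]
width: 0.684
finger_force: 0.0
```

Emit:
move_arm(
  steps=[
    [0, 0, -0.012, 0, 0, 0],
    [0, 0, 0, 0, 0, 0],
  ],
)

```text
time_s: 34.55
ee_pos: [0.3632, 0.119, 0.0297]
eef_rot: [-0.455, -3.097, 0.118]
force: [0.6, 0.2, 0.8]
width: 0.68
finger_force: 0.0
```

Emit:
move_arm(
  steps=[
    [0, 0, 0, 0, 0, 0],
    [0, 0, 0, 0, 0, 0],
    [0, 0, 0, 0, 0, 0],
    [0, 0, 0, 0, 0, 0],
    [0, 0, 0, 0, 0, 0],
  ],
  hand=-1,
  force=50,
)

```text
time_s: 35.05
ee_pos: [0.3644, 0.1199, 0.0315]
eef_rot: [-0.454, -3.101, 0.114]
force: [-1.0, -0.9, 6.6]
width: 0.536
finger_force: 51.6
```

Emit:
move_arm(
  steps=[
    [0, 0, 0.01, 0, 0, 0],
    [0, 0, 0.03, 0, 0, 0],
    [0, 0, 0.04, 0, 0, 0],
    [0, 0, 0.04, 0, 0, 0],
    [0, 0, 0.04, 0, 0, 0],
  ],
)

```text
time_s: 35.55
ee_pos: [0.3633, 0.1193, 0.1931]
eef_rot: [-0.454, -3.1, 0.115]
force: [1.4, 0.9, -2.0]
width: 0.535
finger_force: 51.0
```

Run:
```python
from fg2 import *
from h import *
planM([.45,-.02,.26],tool(0,1.3,0))
planM([.5,-.05,.26],tool(0,0,0))
```

```text
35.55 [-0.691  0.069  0.209  2.184  0.051  0.939  0.766] [0.3633 0.1193 0.1931] [-0.454 -3.1    0.115] [ 1.4  0.9 -2. ]
d [ 0.0867 -0.1393  0.0589] r [ 0.043 -0.069 -1.55 ] n 12 row [ 0.0072 -0.0116  0.0049  0.0036 -0.0058 -0.1292]
35.55 [-0.691  0.069  0.209  2.184  0.051  0.939  0.766] [0.3633 0.1193 0.1931] [-0.454 -3.1    0.115] [ 1.4  0.9 -2. ]
d [ 0.1367 -0.1693  0.0589] r [-0.01  -0.106 -2.849] n 22 row [ 0.0062 -0.0077  0.0027 -0.0004 -0.0048 -0.1295]
```

Emit:
move_arm(
  steps=[
    [0.005, -0.005, 0.02, -0.0005, -0.0048, -0.1295],
    [0.008, -0.0135, 0.02, -0.0005, -0.0048, -0.1295],
    [0.008, -0.0135, 0.015, -0.0005, -0.0048, -0.1295],
    [0.008, -0.0135, 0.01, -0.0005, -0.0048, -0.1295],
    [0.008, -0.0135, 0, -0.0005, -0.0048, -0.1295],
  ],
)

```text
time_s: 36.05
ee_pos: [0.4015, 0.0602, 0.2578]
eef_rot: [-1.426, -2.792, 0.1]
force: [0.3, -0.1, -2.1]
width: 0.536
finger_force: 51.0
```

Emit:
move_arm(
  steps=[
    [0.008, -0.0135, 0, -0.0005, -0.0048, -0.1295],
    [0.008, -0.0135, 0, -0.0005, -0.0048, -0.1295],
    [0.008, -0.0135, 0, -0.0005, -0.0048, -0.1295],
    [0.008, -0.0135, 0, -0.0005, -0.0048, -0.1295],
    [0.008, -0.0135, 0, -0.0005, -0.0048, -0.1295],
  ],
)

```text
time_s: 36.55
ee_pos: [0.4407, -0.0074, 0.2564]
eef_rot: [-2.241, -2.193, 0.082]
force: [-0.4, -0.3, -2.3]
width: 0.538
finger_force: 50.9
```

Emit:
move_arm(
  steps=[
    [0.008, -0.0135, 0, -0.0005, -0.0048, -0.1295],
    [0.008, -0.0135, 0, -0.0005, -0.0048, -0.1295],
    [0.008, -0.0135, 0, -0.0005, -0.0048, -0.1295],
    [0.008, -0.0135, 0, -0.0005, -0.0048, -0.1295],
    [0.008, -0.0135, 0, -0.0005, -0.0048, -0.1295],
  ],
)

```text
time_s: 37.05
ee_pos: [0.4807, -0.0748, 0.2564]
eef_rot: [-2.824, -1.367, 0.052]
force: [-0.6, -0.0, -2.5]
width: 0.536
finger_force: 50.9
```

Emit:
move_arm(
  steps=[
    [0.008, -0.0135, 0, -0.0005, -0.0048, -0.1295],
    [0.008, -0.0135, 0, -0.0005, -0.0048, -0.1295],
    [0.008, -0.0135, 0, -0.0005, -0.0048, -0.1295],
    [0.008, -0.0135, 0, -0.0005, -0.0048, -0.1295],
    [0.008, -0.0135, 0, -0.0005, -0.0048, -0.1295],
  ],
)

```text
time_s: 37.55
ee_pos: [0.5207, -0.1421, 0.2564]
eef_rot: [-3.115, -0.397, 0.017]
force: [0.5, 0.0, -2.1]
width: 0.537
finger_force: 50.9
```

Emit:
move_arm(
  steps=[
    [0.008, -0.0135, 0, -0.0005, -0.0048, -0.1295],
    [0.008, -0.0135, 0, -0.0005, -0.0048, -0.1295],
    [0, 0, 0, 0, 0, 0],
  ],
)

```text
time_s: 37.85
ee_pos: [0.5368, -0.1704, 0.2563]
eef_rot: [3.141, -0.007, -0.001]
force: [-1.1, -0.5, -2.5]
width: 0.54
finger_force: 51.0
```

Run:
```python
from prof import *
planM([.53,-.172,.08],tool(0,0,0))
prof(.43,.64,-.21,-.13,np.arange(.10,.28,.02),('side',),90)
```

```text
37.85 [-0.361  0.351  0.76   1.768 -0.264  1.129 -1.092] [ 0.5368 -0.1704  0.2563] [ 3.141e+00 -7.000e-03 -1.000e-03] [-1.1 -0.5 -2.5]
d [-0.0068 -0.0016 -0.1843] r [ 0.001 -0.001  0.005] n 5 row [-0.0014 -0.0003 -0.0369  0.0002 -0.0002  0.0009]
side 0.22 88 [ 0.468 -0.189] [ 0.551 -0.143]
side 0.24 117 [ 0.466 -0.191] [ 0.534 -0.139]
```

Emit:
move_arm(
  steps=[
    [-0.002, 0, -0.04, 0, 0, 0],
    [0, 0, -0.045, 0, 0, 0],
    [0, 0, -0.045, 0, 0, 0],
    [0, 0, -0.045, 0, 0, 0],
    [0, 0, -0.02, 0, 0, 0],
  ],
)

```text
time_s: 38.4
ee_pos: [0.5324, -0.1664, 0.0575]
eef_rot: [-3.139, -0.007, 0.01]
force: [0.1, -0.1, -1.7]
width: 0.54
finger_force: 51.0
```

Emit:
move_arm(
  steps=[
    [0, 0, -0.012, 0, 0, 0],
    [0, 0, -0.005, 0, 0, 0],
    [0, 0, 0, 0, 0, 0],
  ],
)

```text
time_s: 38.7
ee_pos: [0.5353, -0.1685, 0.0444]
eef_rot: [-3.141, -0.002, 0.001]
force: [0.0, 0.0, -1.4]
width: 0.534
finger_force: 51.1
```

Emit:
move_arm(
  steps=[
    [0, 0, -0.003, 0, 0, 0],
    [0, 0, 0, 0, 0, 0],
  ],
)

```text
time_s: 38.9
ee_pos: [0.5365, -0.169, 0.0425]
eef_rot: [3.141, 0.001, 0.004]
force: [0.6, 0.4, 2.1]
width: 0.538
finger_force: 49.8
```

Emit:
move_arm(
  steps=[
    [0, 0, 0.001, 0, 0, 0],
    [0, 0, 0, 0, 0, 0],
    [0, 0, 0, 0, 0, 0],
    [0, 0, 0, 0, 0, 0],
  ],
  hand=0.5,
)

```text
time_s: 39.3
ee_pos: [0.5348, -0.1688, 0.042]
eef_rot: [3.142, 0.0, -0.002]
force: [0.1, -0.0, -1.0]
width: 0.75
finger_force: 0.0
```

Emit:
move_arm(
  steps=[
    [0, 0, 0.02, 0, 0, 0],
    [0, 0, 0.04, 0, 0, 0],
    [0, 0, 0.04, 0, 0, 0],
    [0, 0, 0.03, 0, 0, 0],
  ],
)

```text
time_s: 39.7
ee_pos: [0.5351, -0.1692, 0.1741]
eef_rot: [3.141, -0.001, -0.0]
force: [0.7, 0.1, 0.2]
width: 0.746
finger_force: 0.0
```

Run:
```python
from bots import *
from sim import *
bots()
log()
q0=bot.get_state()['qpos'];h=np.pi/2
g0=tool(-.52,0,0);g1=tool(-.52,0,1);b=.47+.046
Y=.322
for yw in(-h,-1.35):
 for nm,g,hf,rs,pre in(('half0',g0,0,-1,[]),('half1',g1,1,1,[([b,-.17,.25],tool(0,1.57,0))])):
  print(nm,yw);q=follow(q0,pre+[([b,-.17,.2],g),([b,-.17,.039],g),([b,-.17,.26],g)])
  N=tool(.6,yw,1-hf)
  q=follow(q,[([.5,0,.27],tool(.3,yw-.4,1-hf)),([.5,.26,.28],N),([.5,.26,.28],N*R.from_euler('z',rs*1.57)),([.5,.29,.28],tool(.6,yw,hf)),([.502,Y,.24],tool(1.05,yw,hf)),([.502,Y,.125],tool(1.05,yw,hf))])
```

```text
39.8 [-0.319  0.439  0.719  1.864 -0.35   0.962 -1.016] [ 0.537  -0.1698  0.1759] [ 3.141 -0.     0.009] [ 1.5  0.4 -0.7]
half0 -1.5707963267948966
[-0.26  0.72  0.71  1.52 -0.24  1.55 -1.07] err 0.0 0.0 k 4 r [0.   0.53 0.  ] worst 0.3 dq 0.14
[-0.22  0.91  0.63  1.6  -0.33  1.3  -1.05] err 0.0 0.0 k 4 r [0. 0. 0.] worst 0.3 dq 0.06
[-0.27  0.66  0.74  1.46 -0.2   1.65 -1.08] err 0.0 0.0 k 5 r [0. 0. 0.] worst 0.2 dq 0.08
[-0.63  0.28  0.47  1.81  0.13  1.24 -0.62] err 0.0 0.0 k 9 r [ 0.13 -0.19  1.17] worst 0.24 dq 0.05
[-1.02  0.52  0.32  1.52  0.29  1.53 -0.78] err 0.0 0.0 k 6 r [-0.3   0.06  0.4 ] worst 0.24 dq 0.07
[-0.8   0.51 -0.    1.51  0.41  1.58  0.68] err 0.0 0.0 k 12 r [-0.    0.89  1.3 ] worst 0.24 dq 0.12
[-0.63  0.57 -0.32  1.43  0.51  1.68  2.12] err 0.0 0.0 k 12 r [0.   0.89 1.3 ] worst 0.17 dq 0.12
[-1.13  0.87  0.34  1.28  0.42  1.83  2.29] err 0.0 0.0 k 4 r [-0.45  0.    0.  ] worst 0.02 dq 0.29
[-1.12  1.    0.32  1.31  0.37  1.7   2.2 ] err 0.0 0.0 k 3 r [0. 0. 0.] worst 0.02 dq 0.05
half1 -1.5707963267948966
[-0.11  0.28  0.42  1.82 -0.13  1.07  0.36] err 0.0
[... 2071 characters left out ...]
rst 0.31 dq 0.06
[0.11 0.57 0.1  1.43 0.05 1.65 1.77] err 0.0 0.0 k 5 r [0. 0. 0.] worst 0.2 dq 0.08
[-0.07  0.25 -0.25  1.82  0.34  1.25  2.51] err 0.0 0.0 k 11 r [ 0.15 -0.18  1.39] worst 0.23 dq 0.08
[-0.57  0.49 -0.39  1.58  0.61  1.57  2.26] err 0.0 0.0 k 6 r [-0.3  -0.01  0.4 ] worst 0.23 dq 0.08
[-0.76  0.46 -0.11  1.59  0.52  1.5   0.77] err 0.0 0.0 k 12 r [ 0.19 -0.86 -1.3 ] worst 0.23 dq 0.12
[-0.99  0.49  0.17  1.55  0.41  1.48 -0.72] err 0.0 0.0 k 12 r [ 0.19 -0.87 -1.3 ] worst 0.23 dq 0.12
[-1.15  0.79  0.24  1.42  0.57  1.71 -0.85] err 0.0 0.0 k 4 r [-0.44 -0.1   0.  ] worst 0.14 dq 0.08
[-1.14  0.93  0.22  1.45  0.55  1.58 -0.95] err 0.0 0.0 k 3 r [0. 0. 0.] worst 0.14 dq 0.05
```

Emit:
move_arm(
  steps=[
    [-0.002, 0, 0.015, 0, 0, 0.143],
    [-0.002, 0, 0.015, 0, 0, 0.143],
    [-0.002, 0, 0.015, 0, 0, 0.143],
    [-0.002, 0, 0.015, 0, 0, 0.143],
    [-0.002, 0, 0.01, 0, 0, 0.143],
  ],
  hand=0.6,
)

```text
time_s: 40.3
ee_pos: [0.5247, -0.1687, 0.242]
eef_rot: [2.939, 1.108, -0.002]
force: [-0.4, -0.5, 0.6]
width: 0.804
finger_force: 0.0
```

Emit:
move_arm(
  steps=[
    [-0.002, 0, 0, 0, 0, 0.143],
    [-0.002, 0, 0, 0, 0, 0.143],
    [-0.002, 0, 0, 0, 0, 0.143],
    [-0.002, 0, 0, 0, 0, 0.143],
    [-0.002, 0, 0, 0, 0, 0.143],
  ],
)

```text
time_s: 40.8
ee_pos: [0.5144, -0.1685, 0.2409]
eef_rot: [-2.366, -2.066, 0.002]
force: [0.1, 0.7, 0.1]
width: 0.795
finger_force: 0.0
```

Emit:
move_arm(
  steps=[
    [0, 0, 0, 0, 0, 0.143],
  ],
)

```text
time_s: 40.9
ee_pos: [0.5142, -0.1686, 0.2409]
eef_rot: [-2.212, -2.23, 0.002]
force: [-0.2, -0.6, 0.8]
width: 0.799
finger_force: 0.0
```

Run:
```python
from bots import *
bots()
plan([.516,-.17,.19],-.6,0,1,maxr=.138)
```

```text
top lying 102 z 0.0545 x [0.4777 0.5483] ymid -0.1619 slope -0.207 y@mid -0.1593
41.0 [-0.116  0.278  0.424  1.824 -0.129  1.067  0.36 ] [ 0.5144 -0.1686  0.2411] [-2.216e+00 -2.226e+00  2.000e-03] [ 0.2 -0.4 -0.3]
d [-0.003  -0.0014 -0.0577] r [0.47  0.47  1.515] n 12 row [-2.000e-04 -1.000e-04 -4.800e-03  3.920e-02  3.920e-02  1.262e-01]
```

Emit:
move_arm(
  steps=[
    [0, 0, 0, 0.0392, 0.0392, 0.1262],
    [0, 0, 0, 0.0392, 0.0392, 0.1262],
    [0, 0, 0, 0.0392, 0.0392, 0.1262],
    [0, 0, 0, 0.0392, 0.0392, 0.1262],
    [0, 0, 0, 0.0392, 0.0392, 0.1262],
  ],
)

```text
time_s: 41.5
ee_pos: [0.5147, -0.169, 0.2413]
eef_rot: [-1.29, -2.56, 0.001]
force: [0.2, -0.2, 0.1]
width: 0.799
finger_force: 0.0
```

Emit:
move_arm(
  steps=[
    [0, 0, 0, 0.0392, 0.0392, 0.1262],
    [0, 0, 0, 0.0392, 0.0392, 0.1262],
    [0, 0, 0, 0.0392, 0.0392, 0.1262],
    [0, 0, 0, 0.0392, 0.0392, 0.1262],
    [0, 0, -0.01, 0.0392, 0.0392, 0.1262],
  ],
)

```text
time_s: 42.0
ee_pos: [0.5154, -0.1692, 0.232]
eef_rot: [-0.361, -2.6, 0.0]
force: [0.2, -0.4, -0.4]
width: 0.8
finger_force: 0.0
```

Emit:
move_arm(
  steps=[
    [0, 0, -0.02, 0.0392, 0.0392, 0.1262],
    [0, 0, -0.03, 0.0392, 0.0392, 0.1262],
    [0, 0, 0, 0, 0, 0],
  ],
)

```text
time_s: 42.3
ee_pos: [0.5134, -0.1664, 0.177]
eef_rot: [-0.001, -2.533, -0.003]
force: [-0.4, 0.5, -0.3]
width: 0.797
finger_force: 0.0
```

Run:
```python
from bots import *
bots()
plan([.517,-.1695,.040],-.6,0,1,maxr=.138)
```

```text
side lying 45 z 0.0563 x [0.5079 0.5419] ymid -0.169 slope -0.245 y@mid -0.1766
42.4 [0.102 0.688 0.108 1.436 0.045 1.611 1.757] [ 0.5146 -0.1686  0.1814] [-0.011 -2.54  -0.   ] [-0.1 -0.7  0.9]
d [-0.0021 -0.0009 -0.148 ] r [ 0.002 -0.002  0.008] n 4 row [-0.0005 -0.0002 -0.037   0.0006 -0.0004  0.0019]
```

Looks right; descend, grip, lift.

Emit:
move_arm(
  steps=[
    [-0.002, -0.001, -0.04, 0, 0, 0.008],
    [0, 0, -0.04, 0, 0, 0],
    [0, 0, -0.04, 0, 0, 0],
    [0, 0, -0.02, 0, 0, 0],
    [0, 0, -0.008, 0, 0, 0],
  ],
)

```text
time_s: 42.9
ee_pos: [0.5126, -0.1703, 0.0337]
eef_rot: [0.002, -2.541, 0.003]
force: [-0.0, -0.6, 0.8]
width: 0.8
finger_force: 0.0
```

Emit:
move_arm(
  steps=[
    [0, 0, 0, 0, 0, 0],
    [0, 0, 0, 0, 0, 0],
    [0, 0, 0, 0, 0, 0],
    [0, 0, 0, 0, 0, 0],
    [0, 0, 0, 0, 0, 0],
  ],
  hand=-1,
  force=35,
)

```text
time_s: 43.4
ee_pos: [0.5143, -0.1702, 0.0357]
eef_rot: [0.006, -2.545, 0.003]
force: [3.3, 0.1, 7.0]
width: 0.539
finger_force: 37.0
```

Emit:
move_arm(
  steps=[
    [0, 0, 0, 0, 0, 0],
    [0, 0, 0.01, 0, 0, 0],
    [0, 0, 0.03, 0, 0, 0],
    [0, 0, 0.04, 0, 0, 0],
    [0, 0, 0.04, 0, 0, 0],
  ],
)

```text
time_s: 43.9
ee_pos: [0.5124, -0.1697, 0.1555]
eef_rot: [0.007, -2.541, 0.002]
force: [0.1, -0.1, -0.4]
width: 0.538
finger_force: 36.2
```

Run:
```python
from sim import *
from h import *
yw=-1.4
plan([.5,0,.27],.3,yw-.4,0)
N=tool(.6,yw,0);M=tool(.3,yw-.4,0);print((N*M.inv()).as_rotvec()/6,((N*R.from_euler('z',1.57)*N.inv()).as_rotvec()/12))
q=bot.get_state()['qpos']
q=follow(q,[([.5,0,.27],M),([.5,.26,.28],N),([.5,.26,.28],N*R.from_euler('z',1.57)),([.5,.29,.28],tool(.6,yw,1)),([.502,.322,.24],tool(.97,yw,1)),([.502,.322,.125],tool(.97,yw,1))])
```

```text
43.9 [0.104 0.711 0.104 1.461 0.05  1.562 1.764] [ 0.5124 -0.1697  0.1555] [ 7.000e-03 -2.541e+00  2.000e-03] [ 0.1 -0.1 -0.4]
d [-0.0129  0.1674  0.1068] r [ 0.202 -0.254  1.326] n 10 row [-0.0013  0.0167  0.0107  0.0202 -0.0254  0.1326]
[-0.0503114   0.0014697   0.06616324] [ 0.01255616 -0.07279917 -0.10798141]
[-0.07  0.26 -0.24  1.81  0.33  1.26  2.47] err 0.0 0.0 k 10 r [ 0.2  -0.25  1.33] worst 0.31 dq 0.09
[-0.58  0.5  -0.37  1.56  0.59  1.59  2.23] err 0.0 0.0 k 6 r [-0.3   0.01  0.4 ] worst 0.26 dq 0.08
[-0.77  0.47 -0.09  1.57  0.49  1.52  0.75] err 0.0 0.0 k 12 r [ 0.15 -0.87 -1.3 ] worst 0.26 dq 0.12
[-1.    0.51  0.2   1.53  0.37  1.5  -0.74] err 0.0 0.0 k 12 r [ 0.15 -0.87 -1.3 ] worst 0.26 dq 0.12
[-1.13  0.76  0.26  1.41  0.51  1.69 -0.84] err 0.0 0.0 k 3 r [-0.36 -0.06  0.  ] worst 0.16 dq 0.09
[-1.12  0.9   0.23  1.45  0.48  1.54 -0.94] err 0.0 0.0 k 3 r [0. 0. 0.] worst 0.16 dq 0.05
```

Emit:
move_arm(
  steps=[
    [-0.001, 0, 0.04, 0, 0, 0],
    [-0.001, 0.01, 0.03, 0.0202, -0.0254, 0.1326],
    [-0.001, 0.0175, 0.02, 0.0202, -0.0254, 0.1326],
    [-0.001, 0.0175, 0.017, 0.0202, -0.0254, 0.1326],
    [-0.001, 0.0175, 0, 0.0202, -0.0254, 0.1326],
  ],
)

```text
time_s: 44.4
ee_pos: [0.5086, -0.1065, 0.2639]
eef_rot: [0.733, -2.565, 0.113]
force: [0.6, 0.5, -2.9]
width: 0.54
finger_force: 36.1
```

Emit:
move_arm(
  steps=[
    [-0.001, 0.0175, 0, 0.0202, -0.0254, 0.1326],
    [-0.001, 0.0175, 0, 0.0202, -0.0254, 0.1326],
    [-0.001, 0.0175, 0, 0.0202, -0.0254, 0.1326],
    [-0.002, 0.0175, 0, 0.0202, -0.0254, 0.1326],
    [-0.002, 0.0175, 0, 0.0202, -0.0254, 0.1326],
  ],
)

```text
time_s: 44.9
ee_pos: [0.5003, -0.0188, 0.2615]
eef_rot: [1.633, -2.342, 0.247]
force: [0.5, 0.3, -2.5]
width: 0.539
finger_force: 36.2
```

Emit:
move_arm(
  steps=[
    [-0.001, 0.0175, 0, 0.0202, -0.0254, 0.1326],
    [0, 0.043, 0.003, -0.0503, 0.0015, 0.0662],
    [0, 0.043, 0.003, -0.0503, 0.0015, 0.0662],
    [0, 0.043, 0.003, -0.0503, 0.0015, 0.0662],
    [0, 0.043, 0, -0.0503, 0.0015, 0.0662],
  ],
)

```text
time_s: 45.4
ee_pos: [0.4997, 0.1709, 0.2713]
eef_rot: [1.985, -1.915, 0.524]
force: [1.5, 0.1, -1.5]
width: 0.541
finger_force: 37.0
```

Emit:
move_arm(
  steps=[
    [0, 0.043, 0, -0.0503, 0.0015, 0.0662],
    [0, 0.043, 0, -0.0503, 0.0015, 0.0662],
    [0, 0.003, 0, 0.0126, -0.0728, -0.108],
    [0, 0.003, 0, 0.0126, -0.0728, -0.108],
    [0, 0.003, 0, 0.0126, -0.0728, -0.108],
  ],
)

```text
time_s: 45.9
ee_pos: [0.4994, 0.265, 0.27]
eef_rot: [1.718, -2.157, 0.748]
force: [0.0, 0.6, -2.8]
width: 0.54
finger_force: 37.0
```

Run:
```python
from h import *
log()
M=tool(.6,-1.4,0)*R.from_euler('z',3*.1308);planM([.5,.27,.28],M)
```

```text
45.9 [-0.629  0.503 -0.315  1.549  0.567  1.575  1.843] [0.4994 0.265  0.27  ] [ 1.718 -2.157  0.748] [ 0.   0.6 -2.8]
45.9 [-0.629  0.503 -0.315  1.549  0.567  1.575  1.843] [0.4994 0.265  0.27  ] [ 1.718 -2.157  0.748] [ 0.   0.6 -2.8]
d [0.0014 0.0005 0.0034] r [-0.001  0.003  0.003] n 1 row [ 0.0014  0.0005  0.0034 -0.001   0.0032  0.003 ]
```

Emit:
move_arm(
  steps=[
    [0, 0.003, 0.002, 0.0126, -0.0728, -0.108],
    [0, 0.003, 0.002, 0.0126, -0.0728, -0.108],
    [0, 0.003, 0.002, 0.0126, -0.0728, -0.108],
    [0, 0.003, 0.002, 0.0126, -0.0728, -0.108],
    [0, 0.003, 0.002, 0.0126, -0.0728, -0.108],
  ],
)

```text
time_s: 46.4
ee_pos: [0.4996, 0.2795, 0.2805]
eef_rot: [0.983, -2.737, 0.886]
force: [0.7, 0.6, -3.0]
width: 0.539
finger_force: 37.1
```

Emit:
move_arm(
  steps=[
    [0, 0.003, 0, 0.0126, -0.0728, -0.108],
    [0, 0.003, 0, 0.0126, -0.0728, -0.108],
    [0, 0.003, 0, 0.0126, -0.0728, -0.108],
    [0, 0.003, 0, 0.0126, -0.0728, -0.108],
    [0, 0.003, 0, 0.0126, -0.0728, -0.108],
  ],
)

```text
time_s: 46.9
ee_pos: [0.4995, 0.2945, 0.2804]
eef_rot: [-0.052, 2.916, -0.892]
force: [0.4, 0.3, -1.6]
width: 0.539
finger_force: 37.2
```

Emit:
move_arm(
  steps=[
    [0, 0.002, 0, 0.0126, -0.0728, -0.108],
    [0, 0.002, 0, 0.0126, -0.0728, -0.108],
    [0, 0.002, 0, 0.0126, -0.0728, -0.108],
    [0, 0.002, 0, 0.0126, -0.0728, -0.108],
    [0, 0.002, 0, 0.0126, -0.0728, -0.108],
  ],
)

```text
time_s: 47.4
ee_pos: [0.4995, 0.3044, 0.2804]
eef_rot: [0.842, 2.633, -0.759]
force: [-0.2, 0.2, -2.0]
width: 0.533
finger_force: 37.2
```

Emit:
move_arm(
  steps=[
    [0, 0, 0, 0.0126, -0.0728, -0.108],
    [0, 0, 0, 0.0126, -0.0728, -0.108],
    [0, 0, 0, 0.0126, -0.0728, -0.108],
    [0, 0, 0, 0.0126, -0.0728, -0.108],
    [0, 0, 0, 0.0126, -0.0728, -0.108],
  ],
)

```text
time_s: 47.9
ee_pos: [0.4994, 0.3044, 0.2804]
eef_rot: [1.576, 2.131, -0.568]
force: [-0.3, 0.4, -2.6]
width: 0.539
finger_force: 37.2
```

Run:
```python
from h import *
plan([.502,.325,.25],.97,-1.4,1,maxr=.11)
```

```text
47.9 [-1.001  0.522  0.175  1.485  0.376  1.535 -0.623] [0.4994 0.3044 0.2804] [ 1.576  2.131 -0.568] [-0.3  0.4 -2.6]
d [ 0.0037  0.0141 -0.0349] r [-0.348 -0.152 -0.09 ] n 4 row [ 0.0009  0.0035 -0.0087 -0.087  -0.038  -0.0225]
```

Emit:
move_arm(
  steps=[
    [0.001, 0.0035, 0, -0.087, -0.038, -0.0225],
    [0.001, 0.0035, 0, -0.087, -0.038, -0.0225],
    [0.001, 0.0035, 0, -0.087, -0.038, -0.0225],
    [0.001, 0.0035, -0.01, -0.087, -0.038, -0.0225],
    [0, 0, -0.02, 0, 0, 0],
  ],
)

```text
time_s: 48.4
ee_pos: [0.5025, 0.3209, 0.2478]
eef_rot: [1.462, 1.754, -0.779]
force: [-0.3, 1.0, -3.2]
width: 0.54
finger_force: 37.3
```

Run:
```python
from prof import *
plan([.502,.324,.15],.97,-1.4,1)
prof(.46,.545,.285,.365,np.arange(.14,.36,.015),('side',),60)
prof(.46,.545,.225,.31,np.arange(.09,.23,.03),('side',),60)
```

```text
48.4 [-1.132  0.757  0.249  1.387  0.513  1.715 -0.822] [0.5025 0.3209 0.2478] [ 1.462  1.754 -0.779] [-0.3  1.  -3.2]
d [ 0.0006 -0.0034 -0.1023] r [ 0.003 -0.006 -0.007] n 3 row [ 0.0002 -0.0011 -0.0341  0.0009 -0.0018 -0.0022]
side 0.14 26 [0.478 0.285] [0.518 0.288]
side 0.2 66 [0.476 0.292] [0.519 0.344]
side 0.215 103 [0.476 0.297] [0.517 0.346]
side 0.23 36 [0.467 0.298] [0.515 0.344]
side 0.245 19 [0.465 0.295] [0.485 0.323]
side 0.26 36 [0.476 0.293] [0.485 0.332]
side 0.275 142 [0.461 0.294] [0.521 0.365]
side 0.29 76 [0.465 0.305] [0.516 0.364]
side 0.305 57 [0.488 0.309] [0.509 0.33 ]
side 0.32 35 [0.492 0.31 ] [0.508 0.327]
side 0.09 182 [0.473 0.24 ] [0.525 0.289]
side 0.12 182 [0.474 0.241] [0.522 0.29 ]
side 0.15 177 [0.476 0.24 ] [0.524 0.287]
side 0.18 84 [0.48  0.254] [0.505 0.308]
```

Emit:
move_arm(
  steps=[
    [0, 0.002, -0.02, 0.003, -0.006, -0.007],
    [0, 0, -0.04, 0, 0, 0],
    [0, 0, -0.035, 0, 0, 0],
    [0, 0, -0.018, 0, 0, 0],
    [0, 0, 0, 0, 0, 0],
  ],
)

```text
time_s: 49.0
ee_pos: [0.5035, 0.3195, 0.1352]
eef_rot: [1.476, 1.745, -0.778]
force: [-0.4, -0.4, -3.4]
width: 0.537
finger_force: 37.2
```

Emit:
move_arm(
  steps=[
    [0, 0, -0.004, 0, 0, 0],
    [0, 0, 0, 0, 0, 0],
  ],
)

```text
time_s: 49.2
ee_pos: [0.5046, 0.321, 0.1343]
eef_rot: [1.478, 1.744, -0.772]
force: [-0.7, 0.5, -1.6]
width: 0.538
finger_force: 37.2
```

Emit:
move_arm(
  steps=[
    [0, 0, -0.003, 0, 0, 0],
    [0, 0, 0, 0, 0, 0],
  ],
)

```text
time_s: 49.4
ee_pos: [0.5041, 0.321, 0.1305]
eef_rot: [1.477, 1.745, -0.773]
force: [1.3, -0.0, -3.4]
width: 0.538
finger_force: 37.2
```

Emit:
move_arm(
  steps=[
    [0, 0, -0.002, 0, 0, 0],
    [0, 0, 0, 0, 0, 0],
  ],
)

```text
time_s: 49.6
ee_pos: [0.5039, 0.3207, 0.1279]
eef_rot: [1.477, 1.745, -0.774]
force: [0.0, -0.2, -2.7]
width: 0.53
finger_force: 37.2
```

Emit:
move_arm(
  steps=[
    [0, 0.001, -0.003, 0, 0, 0],
    [0, 0, 0, 0, 0, 0],
  ],
)

```text
time_s: 49.8
ee_pos: [0.5037, 0.3218, 0.1245]
eef_rot: [1.476, 1.745, -0.775]
force: [-0.8, 0.7, -2.1]
width: 0.539
finger_force: 37.2
```

Emit:
move_arm(
  steps=[
    [0, 0.001, -0.002, 0, 0, 0],
    [0, 0, 0, 0, 0, 0],
  ],
)

```text
time_s: 50.0
ee_pos: [0.5038, 0.3228, 0.1226]
eef_rot: [1.476, 1.745, -0.775]
force: [-0.6, -0.2, -2.5]
width: 0.537
finger_force: 37.2
```

Emit:
move_arm(
  steps=[
    [0, 0, -0.002, 0, 0, 0],
    [0, 0, 0, 0, 0, 0],
  ],
)

```text
time_s: 50.2
ee_pos: [0.5039, 0.3229, 0.1216]
eef_rot: [1.476, 1.744, -0.774]
force: [-1.6, 0.7, 3.3]
width: 0.534
finger_force: 36.6
```

Emit:
move_arm(
  steps=[
    [0, 0, -0.001, 0, 0, 0],
    [0, 0, 0, 0, 0, 0],
  ],
)

```text
time_s: 50.4
ee_pos: [0.5041, 0.3229, 0.121]
eef_rot: [1.476, 1.744, -0.774]
force: [-1.5, 2.2, 6.5]
width: 0.535
finger_force: 34.2
```

Emit:
move_arm(
  steps=[
    [0, 0, 0.002, 0, 0, 0],
    [0, 0, 0, 0, 0, 0],
    [0, 0, 0, 0, 0, 0],
    [0, 0, 0, 0, 0, 0],
    [0, 0, 0, 0, 0, 0],
  ],
  hand=0.5,
)

```text
time_s: 50.9
ee_pos: [0.5039, 0.3226, 0.1218]
eef_rot: [1.476, 1.745, -0.775]
force: [-0.7, -0.3, 0.4]
width: 0.749
finger_force: 0.0
```

Emit:
move_arm(
  steps=[
    [0, 0.008, 0.012, 0, 0, 0],
    [0, 0.008, 0.025, 0, 0, 0],
    [0, 0.008, 0.03, 0, 0, 0],
    [0, 0, 0.035, 0.1, 0.02, 0],
    [0, 0, 0.035, 0.12, 0.02, 0],
  ],
)

```text
time_s: 51.4
ee_pos: [0.5029, 0.3488, 0.2592]
eef_rot: [1.611, 1.915, -0.63]
force: [0.2, 0.5, 0.3]
width: 0.748
finger_force: 0.0
```

Emit:
move_arm(
  steps=[
    [0, 0, 0.035, 0.12, 0.02, 0],
    [-0.01, 0, 0.02, 0.12, 0.02, 0],
    [-0.03, 0, 0, 0.1, 0.02, 0],
    [0, 0, 0, 0, 0, 0],
  ],
)

```text
time_s: 51.8
ee_pos: [0.4629, 0.3455, 0.3185]
eef_rot: [1.822, 2.152, -0.361]
force: [-0.2, -0.0, 0.3]
width: 0.751
finger_force: 0.0
```

Run:
```python
from prof import *
prof(.46,.545,.225,.365,np.arange(.09,.23,.03),('side',),60)
p=np.load('side.npz')['p'];save('two',p[150:290,110:310],3)
plan([.398,.315,.25],0,-1.4,1)
plan([.398,.315,.25],0,0,1)
```

```text
side 0.09 312 [0.474 0.242] [0.522 0.348]
side 0.12 346 [0.475 0.24 ] [0.523 0.348]
side 0.15 368 [0.474 0.243] [0.525 0.345]
side 0.18 148 [0.487 0.254] [0.511 0.333]
51.85 [-0.997  0.419  0.145  1.477  0.244  1.51  -0.736] [0.4636 0.346  0.3171] [ 1.818  2.151 -0.366] [-0.   0.4  1.3]
d [-0.0656 -0.031  -0.0751] r [0.391 0.066 0.003] n 3 row [-0.0219 -0.0103 -0.025   0.1303  0.0221  0.0012]
51.85 [-0.997  0.419  0.145  1.477  0.244  1.51  -0.736] [0.4636 0.346  0.3171] [ 1.818  2.151 -0.366] [-0.   0.4  1.3]
d [-0.0656 -0.031  -0.0751] r [0.278 0.328 1.384] n 11 row [-0.006  -0.0028 -0.0068  0.0253  0.0299  0.1258]
```

View pics/two.png

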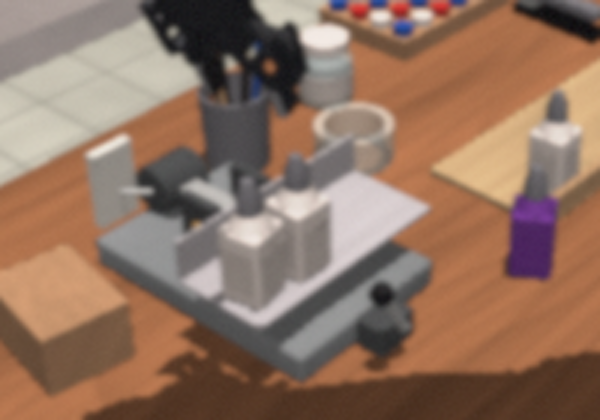

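Emit:
move_arm(
  steps=[
    [-0.022, -0.009, -0.01, 0.13, 0.022, 0],
    [-0.024, -0.009, -0.025, 0.13, 0.022, 0],
    [-0.024, -0.012, -0.04, 0.131, 0.022, 0],
    [0, 0, -0.04, 0, 0, 0],
    [0, 0, 0, 0, 0, 0],
  ],
  hand=-1,
)

```text
time_s: 52.35
ee_pos: [0.3918, 0.3139, 0.195]
eef_rot: [2.026, 2.4, -0.021]
force: [-0.8, 1.0, 0.3]
width: -0.003
finger_force: 0.0
```

Run:
```python
from prof import *
s=bot.get_state();print(s['width'])
plan([.393,.314,.098],0,-np.pi/2,1)
for n in('side','top'):
    p,d=cap(n);c=cloud(n,d)
    m=(p.max(-1)<70)&(c[...,0]>.37)&(c[...,0]<.42)&(c[...,1]>.15)&(c[...,1]<.285)&(c[...,2]>.07)&(c[...,2]<.12)
    P=c[m];print(n,len(P),P.mean(0).round(4) if len(P) else '',P.min(0).round(4) if len(P) else '',P.max(0).round(4) if len(P) else '')
```

```text
-0.0030126775562105074
52.35 [-0.845  0.259  0.085  1.941 -0.024  0.956 -0.579] [0.3918 0.3139 0.195 ] [ 2.026  2.4   -0.021] [-0.8  1.   0.3]
d [ 1.20e-03  1.00e-04 -1.05e-01] r [ 0.01  -0.009 -0.169] n 3 row [ 0.0004  0.     -0.035   0.0033 -0.003  -0.0563]
side 45 [0.3932 0.2648 0.0963] [0.3863 0.2542 0.0867] [0.4032 0.2724 0.106 ]
top 40 [0.4001 0.2579 0.099 ] [0.3903 0.248  0.0927] [0.4098 0.2682 0.1064]
```

Emit:
move_arm(
  steps=[
    [0, 0, -0.035, 0, 0, -0.08],
    [0, 0, -0.035, 0, 0, -0.08],
    [0, 0, -0.035, 0, 0, 0],
    [0, 0, 0, 0, 0, 0],
  ],
)

```text
time_s: 52.85
ee_pos: [0.3932, 0.3174, 0.0918]
eef_rot: [2.208, 2.234, -0.014]
force: [-0.2, -0.2, -0.3]
width: -0.001
finger_force: 0.0
```

Emit:
move_arm(
  steps=[
    [0, -0.015, 0, 0, 0, 0],
    [0, -0.015, 0, 0, 0, 0],
    [0, -0.015, 0, 0, 0, 0],
    [0, -0.015, 0, 0, 0, 0],
  ],
)

```text
time_s: 53.25
ee_pos: [0.3951, 0.2562, 0.0957]
eef_rot: [2.212, 2.23, -0.0]
force: [-0.3, 2.2, 2.2]
width: 0.001
finger_force: 1.1
```

Emit:
move_arm(
  steps=[
    [0, -0.012, 0, 0, 0, 0],
    [0, -0.012, 0, 0, 0, 0],
    [0, -0.012, 0, 0, 0, 0],
    [0, 0, 0, 0, 0, 0],
  ],
)

```text
time_s: 53.65
ee_pos: [0.3935, 0.2183, 0.0937]
eef_rot: [2.214, 2.228, -0.01]
force: [-0.3, -0.3, 0.8]
width: -0.001
finger_force: 0.0
```

Emit:
move_arm(
  steps=[
    [0, -0.006, 0, 0, 0, 0],
    [0, 0, 0, 0, 0, 0],
  ],
)

```text
time_s: 53.85
ee_pos: [0.3937, 0.2142, 0.0937]
eef_rot: [2.212, 2.231, -0.008]
force: [-0.3, 0.9, 0.3]
width: -0.0
finger_force: 0.0
```

Emit:
move_arm(
  steps=[
    [0, -0.005, 0, 0, 0, 0],
    [0, 0, 0, 0, 0, 0],
  ],
)

```text
time_s: 54.05
ee_pos: [0.3938, 0.2106, 0.0939]
eef_rot: [-2.21, -2.232, 0.005]
force: [-0.2, 2.6, -2.1]
width: 0.004
finger_force: 1.7
```

Emit:
move_arm(
  steps=[
    [0, -0.004, 0, 0, 0, 0],
    [0, 0, 0, 0, 0, 0],
  ],
)

```text
time_s: 54.25
ee_pos: [0.3938, 0.2098, 0.0942]
eef_rot: [-2.207, -2.233, -0.001]
force: [-1.3, 15.3, -7.4]
width: -0.002
finger_force: 7.6
```

```bash
cat > knob.py <<'E'
from prof import *
log()
for n in('side','top'):
    p,d=cap(n);c=cloud(n,d)
    m=(p.max(-1)<70)&(c[...,0]>.37)&(c[...,0]<.42)&(c[...,1]>.15)&(c[...,1]<.285)&(c[...,2]>.07)&(c[...,2]<.12)
    P=c[m];print(n,len(P),P.mean(0).round(4) if len(P) else '',P.min(0).round(4) if len(P) else '',P.max(0).round(4) if len(P) else '')
    m=(p.min(-1)>110)&(c[...,0]>.46)&(c[...,0]<.56)&(c[...,1]>.11)&(c[...,1]<.23)&(c[...,2]>.05)&(c[...,2]<.09)
    P=c[m];f=np.polyfit(P[:,0],P[:,2],1);print(' plat slope',f[0].round(4),'z@.51',np.polyval(f,.51).round(4))
    m=(p.min(-1)>60)&(c[...,0]>.46)&(c[...,0]<.55)&(c[...,2]>.09)&(c[...,2]<.25)
    for a,b in((.23,.295),(.296,.36)):
        P=c[m&(c[...,1]>a)&(c[...,1]<b)]; print('  bottle top z',np.percentile(P[:,2],99).round(3) if len(P) else '', len(P))
E
python3 knob.py
```

```text
54.25 [-0.695  0.316  0.117  2.171 -0.063  0.657 -0.522] [0.3938 0.2098 0.0942] [-2.207e+00 -2.233e+00 -1.000e-03] [-1.3 15.3 -7.4]
side 49 [0.3872 0.2121 0.1081] [0.3772 0.1842 0.092 ] [0.4083 0.2216 0.12  ]
 plat slope 0.0754 z@.51 0.0676
  bottle top z 0.194 486
  bottle top z 0.195 559
top 32 [0.4006 0.1843 0.0958] [0.3897 0.1772 0.0886] [0.4123 0.1909 0.1013]
 plat slope 0.0692 z@.51 0.0662
  bottle top z 0.195 132
  bottle top z 0.194 243
```

Emit:
move_arm(
  steps=[
    [0, 0.01, 0, 0, 0, 0],
    [0, 0, 0.03, 0, 0, 0],
    [0, 0, 0.03, 0, 0, 0],
    [0, -0.035, 0, 0, 0, 0],
    [0, -0.04, 0, 0, 0, 0],
  ],
)

```text
time_s: 54.85
ee_pos: [0.3945, 0.141, 0.1548]
eef_rot: [2.207, 2.234, -0.004]
force: [1.2, -0.7, -0.4]
width: 0.003
finger_force: 0.0
```

Emit:
move_arm(
  steps=[
    [0, 0, 0, 0, 0, 0],
    [0, 0, 0, 0, 0, 0],
    [0, 0, 0, 0, 0, 0],
    [0, 0, 0, 0, 0, 0],
    [0, 0, 0, 0, 0, 0],
  ],
)

```text
time_s: 55.35
ee_pos: [0.3938, 0.1414, 0.1538]
eef_rot: [2.21, 2.232, -0.007]
force: [-0.6, -0.2, 0.7]
width: -0.002
finger_force: 0.0
```

Emit:
move_arm(
  steps=[
    [0, 0, 0, 0, 0, 0],
    [0, 0, 0, 0, 0, 0],
    [0, 0, 0, 0, 0, 0],
    [0, 0, 0, 0, 0, 0],
    [0, 0, 0, 0, 0, 0],
  ],
)

```text
time_s: 55.85
ee_pos: [0.3939, 0.1407, 0.154]
eef_rot: [2.211, 2.231, -0.006]
force: [-0.9, 0.2, 0.0]
width: -0.001
finger_force: 0.0
```

Emit:
move_arm(
  steps=[
    [0, 0, 0, 0, 0, 0],
    [0, 0, 0, 0, 0, 0],
    [0, 0, 0, 0, 0, 0],
    [0, 0, 0, 0, 0, 0],
    [0, 0, 0, 0, 0, 0],
  ],
)

```text
time_s: 56.35
ee_pos: [0.3939, 0.1407, 0.1539]
eef_rot: [2.211, 2.231, -0.006]
force: [1.1, 0.1, -0.3]
width: 0.001
finger_force: 0.0
```

Emit:
move_arm(
  steps=[
    [0, 0, 0, 0, 0, 0],
    [0, 0, 0, 0, 0, 0],
    [0, 0, 0, 0, 0, 0],
    [0, 0, 0, 0, 0, 0],
    [0, 0, 0, 0, 0, 0],
  ],
)

```text
time_s: 56.85
ee_pos: [0.3939, 0.1407, 0.1539]
eef_rot: [2.211, 2.231, -0.007]
force: [-0.0, -0.1, 0.8]
width: 0.001
finger_force: 0.0
```

Emit:
move_arm(
  steps=[
    [0, 0, 0, 0, 0, 0],
    [0, 0, 0, 0, 0, 0],
    [0, 0, 0, 0, 0, 0],
    [0, 0, 0, 0, 0, 0],
    [0, 0, 0, 0, 0, 0],
  ],
)

```text
time_s: 57.35
ee_pos: [0.3939, 0.1407, 0.1539]
eef_rot: [2.211, 2.231, -0.007]
force: [0.3, -0.3, 0.4]
width: 0.001
finger_force: 0.0
```

```bash
python3 knob.py
```

```text
57.35 [-0.617  0.171  0.175  2.179 -0.039  0.799 -0.408] [0.3939 0.1407 0.1539] [ 2.211  2.231 -0.007] [ 0.3 -0.3  0.4]
side 42 [0.3953 0.1927 0.0916] [0.3877 0.1845 0.0789] [0.4085 0.2001 0.1005]
 plat slope 0.0777 z@.51 0.0676
  bottle top z 0.194 479
  bottle top z 0.194 565
top 0   
 plat slope 0.0693 z@.51 0.0662
  bottle top z 0.195 232
  bottle top z 0.195 258
```

Emit:
move_arm(
  steps=[
    [0, 0, -0.03, 0, 0, 0],
    [0, 0, -0.03, 0, 0, 0],
    [0, 0.02, 0, 0, 0, 0],
    [0, 0.012, 0, 0, 0, 0],
    [0, 0.012, 0, 0, 0, 0],
  ],
)

```text
time_s: 57.95
ee_pos: [0.3942, 0.1843, 0.0941]
eef_rot: [2.211, 2.23, -0.008]
force: [0.4, -3.9, 2.4]
width: 0.002
finger_force: 2.1
```

Emit:
move_arm(
  steps=[
    [0, 0.012, 0, 0, 0, 0],
    [0, 0.012, 0, 0, 0, 0],
    [0, 0.012, 0, 0, 0, 0],
    [0, 0.012, 0, 0, 0, 0],
    [0, 0, 0, 0, 0, 0],
  ],
)

```text
time_s: 58.45
ee_pos: [0.3935, 0.2348, 0.0938]
eef_rot: [-2.209, -2.234, 0.006]
force: [0.2, -0.4, -0.7]
width: 0.002
finger_force: 0.0
```

Emit:
move_arm(
  steps=[
    [0, 0.01, 0, 0, 0, 0],
    [0, 0, 0, 0, 0, 0],
  ],
)

```text
time_s: 58.65
ee_pos: [0.3936, 0.2436, 0.0937]
eef_rot: [2.211, 2.232, -0.007]
force: [0.5, -0.1, -0.0]
width: -0.003
finger_force: 0.0
```

Emit:
move_arm(
  steps=[
    [0, 0.005, 0, 0, 0, 0],
    [0, 0, 0, 0, 0, 0],
  ],
)

```text
time_s: 58.85
ee_pos: [0.3936, 0.2449, 0.0935]
eef_rot: [2.212, 2.228, -0.013]
force: [-1.0, -10.0, 2.2]
width: -0.002
finger_force: 4.8
```

Emit:
move_arm(
  steps=[
    [0, -0.012, 0, 0, 0, 0],
    [0, 0, 0.04, 0, 0, 0],
    [0, 0, 0.045, 0, 0, 0],
    [0, 0, 0.045, 0, 0, 0],
    [0, 0, 0.045, 0, 0, 0],
  ],
)

```text
time_s: 59.35
ee_pos: [0.3939, 0.2354, 0.2712]
eef_rot: [2.212, 2.231, -0.004]
force: [1.9, 0.8, -0.1]
width: -0.001
finger_force: 0.0
```

```bash
python3 knob.py
python3 - <<'E'
from prof import *
from sim import *
yw=-1.4;Lz=-np.pi-.015
pk=tool(.7,yw,1);pl=tool(.7,Lz,1)
b3=np.array([.499,.322,.077]);sl=np.array([.4455,-.177,.010])
plan(b3+[0,0,.19],.7,yw,1)
q=bot.get_state()['qpos']
q=follow(q,[(b3+[0,0,.19],pk),(b3+[0,0,.065],pk),(b3+[0,0,.19],pk),([.5,.1,.27],tool(.7,-2.2,1)),(sl+[0,0,.2],pl),(sl+[0,0,.066],pl)])
print('retreat/back');b2=np.array([.499,.265,.077])
q=follow(q,[(sl+[.06,0,.16],pl),(b2+[-.02,0,.22],tool(.5,-1.57,1)),(b2+[0,0,.065],tool(.7,-1.57,1))])
E
```

```text
59.35 [-0.791  0.094  0.159  1.948 -0.016  1.103 -0.617] [0.3939 0.2354 0.2712] [ 2.212  2.231 -0.004] [ 1.9  0.8 -0.1]
side 59 [0.3942 0.2705 0.0927] [0.3859 0.2523 0.074 ] [0.4053 0.2785 0.1006]
 plat slope 0.0063 z@.51 0.0773
  bottle top z 0.205 540
  bottle top z 0.205 647
top 20 [0.3995 0.2619 0.0959] [0.3936 0.2553 0.0896] [0.4065 0.2703 0.1019]
 plat slope 0.0048 z@.51 0.076
  bottle top z 0.206 289
  bottle top z 0.205 157
59.45 [-0.791  0.09   0.159  1.942 -0.016  1.103 -0.617] [0.3966 0.2374 0.2752] [2.211 2.23  0.012] [0.4 0.5 0.3]
d [ 0.1032  0.0796 -0.0143] r [-0.703 -0.057  0.153] n 6 row [ 0.0172  0.0133 -0.0024 -0.1172 -0.0095  0.0256]
[-1.05  0.6   0.2   1.45  0.41  1.57 -0.79] err 0.0 0.0 k 6 r [-0.7  -0.06  0.15] worst 0.28 dq 0.09
[-1.04  0.73  0.18  1.54  0.4   1.38 -0.89] err 0.0 0.0 k 3 r [0. 0. 0.] worst 0.28 dq 0.06
[-1.05  0.6   0.2   1.45  0.41  1.57 -0.79] err 0.0 0.0 k 3 r [0. 0. 0.] worst 0.28 dq 0.07
[-0.74  0.58  0.4   1.53  0.16  1.67 -1.  ] err 0.0 0.0 k 6 r [ 0.  -0.  -0.8] worst 0.18 dq 0.06
[-0.21  0.69  0.64  1.59 -0.12  1.64 -1.11] err 0.0 0.0 k 7 r [ 0.    0.   -0.96] worst 0.18 dq 0.09
[-0.17  0.86  0.58  1.65 -0.2   1.42 -1.11] err 0.0 0.0 k 3 r [0. 0. 0.] worst 0.18 dq 0.07
retreat/back
[-0.17  0.82  0.6   1.44 -0.17  1.66 -1.12] err 0.0 0.0 k 3 r [-0. -0.  0.] worst 0.19 dq 0.08
[-0.94  0.43  0.2   1.56  0.28  1.51 -0.81] err 0.0 0.0 k 12 r [ 0.16 -0.16  1.58] worst 0.19 dq 0.04
[-0.98  0.71  0.22  1.59  0.34  1.38 -0.93] err 0.0 0.0 k 4 r [-0.2 -0.   0. ] worst 0.19 dq 0.08
```

Emit:
move_arm(
  steps=[
    [0.0172, 0.0133, 0, -0.1172, -0.0095, 0.0256],
    [0.0172, 0.0133, 0, -0.1172, -0.0095, 0.0256],
    [0.0172, 0.0133, 0, -0.1172, -0.0095, 0.0256],
    [0.0172, 0.0133, 0, -0.1172, -0.0095, 0.0256],
    [0.0172, 0.0133, 0, -0.1172, -0.0095, 0.0256],
  ],
  hand=0.6,
)

```text
time_s: 59.95
ee_pos: [0.4808, 0.3031, 0.269]
eef_rot: [1.733, 1.996, -0.528]
force: [0.5, -0.7, 0.6]
width: 0.801
finger_force: 0.0
```

Emit:
move_arm(
  steps=[
    [0.0172, 0.0133, 0, -0.1172, -0.0095, 0.0256],
    [0, 0, 0, 0, 0, 0],
  ],
)

```text
time_s: 60.15
ee_pos: [0.4961, 0.3192, 0.2628]
eef_rot: [1.625, 1.943, -0.623]
force: [-0.7, -0.2, -0.4]
width: 0.805
finger_force: 0.0
```

Run:
```python
from h import *
plan([.499,.3225,.142],.7,-1.4,1)
```

```text
60.15 [-1.033  0.608  0.161  1.44   0.423  1.605 -0.795] [0.4961 0.3192 0.2628] [ 1.625  1.943 -0.623] [-0.7 -0.2 -0.4]
d [ 0.0038 -0.0018 -0.1269] r [ 0.017 -0.012 -0.002] n 3 row [ 0.0013 -0.0006 -0.0423  0.0057 -0.004  -0.0006]
```

Emit:
move_arm(
  steps=[
    [0.0035, -0.0015, -0.03, 0.015, -0.01, 0],
    [0, 0, -0.035, 0, 0, 0],
    [0, 0, -0.035, 0, 0, 0],
    [0, 0, -0.025, 0, 0, 0],
    [0, 0, 0, 0, 0, 0],
  ],
)

```text
time_s: 60.65
ee_pos: [0.4992, 0.3123, 0.141]
eef_rot: [1.646, 1.942, -0.597]
force: [-0.5, -0.5, 0.3]
width: 0.798
finger_force: 0.0
```

Emit:
move_arm(
  steps=[
    [0, 0, 0, 0, 0, 0],
    [0, 0, 0, 0, 0, 0],
    [0, 0, 0, 0, 0, 0],
    [0, 0, 0, 0, 0, 0],
    [0, 0, 0, 0, 0, 0],
  ],
  hand=-1,
  force=35,
)

```text
time_s: 61.15
ee_pos: [0.5015, 0.3143, 0.1454]
eef_rot: [1.647, 1.94, -0.587]
force: [2.1, 1.0, 6.1]
width: 0.54
finger_force: 38.4
```

Emit:
move_arm(
  steps=[
    [0, 0, 0, 0, 0, 0],
    [0, 0, 0.01, 0, 0, 0],
    [0, 0, 0.03, 0, 0, 0],
    [0, 0, 0.04, 0, 0, 0],
    [0, 0, 0.04, 0, 0, 0],
  ],
)

```text
time_s: 61.65
ee_pos: [0.4997, 0.3139, 0.2649]
eef_rot: [1.646, 1.942, -0.593]
force: [0.4, 0.1, -1.8]
width: 0.541
finger_force: 37.7
```

Run:
```python
from h import *
s=bot.get_state();print(s['width'],s['force'])
plan([.5,.1,.29],.7,-2.2,1)
plan([.4455,-.177,.25],.7,-np.pi-.015,1)
```

```text
0.5410081773128066 [ 0.36304784  0.0521694  -1.78732174]
61.65 [-1.025  0.59   0.165  1.455  0.422  1.582 -0.802] [0.4997 0.3139 0.2649] [ 1.646  1.942 -0.593] [ 0.4  0.1 -1.8]
d [-0.0027 -0.2181  0.019 ] r [-0.004  0.004 -0.795] n 6 row [-0.0005 -0.0363  0.0032 -0.0007  0.0007 -0.1325]
61.65 [-1.025  0.59   0.165  1.455  0.422  1.582 -0.802] [0.4997 0.3139 0.2649] [ 1.646  1.942 -0.593] [ 0.4  0.1 -1.8]
d [-0.0593 -0.4908 -0.021 ] r [-0.002  0.006 -1.751] n 13 row [-0.0046 -0.0378 -0.0016 -0.0002  0.0005 -0.1347]
```

Emit:
move_arm(
  steps=[
    [0, 0, 0.04, 0, 0, 0],
    [-0.004, -0.03, 0.01, 0, 0, -0.134],
    [-0.004, -0.038, 0, 0, 0, -0.134],
    [-0.004, -0.038, 0, 0, 0, -0.134],
    [-0.004, -0.038, 0, 0, 0, -0.134],
  ],
)

```text
time_s: 62.15
ee_pos: [0.4837, 0.1695, 0.314]
eef_rot: [2.182, 1.484, -0.786]
force: [0.9, -0.8, -2.1]
width: 0.537
finger_force: 37.7
```

Emit:
move_arm(
  steps=[
    [-0.004, -0.038, 0, 0, 0, -0.134],
    [-0.004, -0.038, 0, 0, 0, -0.134],
    [-0.004, -0.038, 0, 0, 0, -0.134],
    [-0.004, -0.038, 0, 0, 0, -0.134],
    [-0.004, -0.038, 0, 0, 0, -0.134],
  ],
)

```text
time_s: 62.65
ee_pos: [0.4641, -0.0207, 0.314]
eef_rot: [2.701, 0.725, -0.975]
force: [1.9, -0.3, -1.7]
width: 0.535
finger_force: 37.7
```

Emit:
move_arm(
  steps=[
    [-0.004, -0.038, -0.015, 0, 0, -0.134],
    [-0.004, -0.038, -0.015, 0, 0, -0.134],
    [-0.004, -0.038, -0.015, 0, 0, -0.134],
    [-0.004, -0.038, -0.015, 0, 0, -0.134],
    [0, 0, 0, 0, 0, 0],
  ],
)

```text
time_s: 63.15
ee_pos: [0.4451, -0.1794, 0.2532]
eef_rot: [2.951, -0.038, -1.073]
force: [-0.3, -0.1, -0.5]
width: 0.539
finger_force: 37.8
```

Run:
```python
from prof import *
plan([.4455,-.177,.12],.7,-np.pi-.015,1)
prof(.415,.50,-.22,-.13,np.arange(.10,.30,.015),('side',),90)
```

```text
63.15 [-0.214  0.647  0.651  1.534 -0.092  1.725 -1.12 ] [ 0.4451 -0.1794  0.2532] [ 2.951 -0.038 -1.073] [-0.3 -0.1 -0.5]
d [-0.0047  0.0024 -0.1394] r [0.01  0.002 0.007] n 4 row [-0.0012  0.0006 -0.0348  0.0025  0.0005  0.0018]
side 0.175 7 [ 0.428 -0.189] [ 0.451 -0.16 ]
side 0.19 69 [ 0.424 -0.201] [ 0.469 -0.154]
side 0.205 62 [ 0.425 -0.199] [ 0.47  -0.157]
side 0.22 70 [ 0.425 -0.204] [ 0.47  -0.156]
side 0.235 55 [ 0.425 -0.2  ] [ 0.469 -0.149]
side 0.25 54 [ 0.423 -0.217] [ 0.444 -0.149]
side 0.265 80 [ 0.427 -0.215] [ 0.457 -0.149]
side 0.28 10 [ 0.436 -0.206] [ 0.454 -0.15 ]
```

Emit:
move_arm(
  steps=[
    [-0.0045, 0.0025, -0.04, 0.01, 0.002, 0.007],
    [0, 0, -0.045, 0, 0, 0],
    [0, 0, -0.045, 0, 0, 0],
    [0, 0, -0.03, 0, 0, 0],
    [0, 0, 0, 0, 0, 0],
  ],
)

```text
time_s: 63.7
ee_pos: [0.4428, -0.1669, 0.091]
eef_rot: [-2.944, -0.01, 1.079]
force: [0.4, 0.3, -1.6]
width: 0.54
finger_force: 37.7
```

Run:
```python
from prof import *
plan([.4455,-.177,.0845],.7,-np.pi-.015,1)
prof(.405,.50,-.22,-.13,np.arange(.03,.17,.015),('side',),90)
prof(.405,.50,-.125,-.05,np.arange(.03,.1,.03),('side',),90)
```

```text
63.7 [-0.189  0.829  0.572  1.643 -0.18   1.454 -1.11 ] [ 0.4428 -0.1669  0.091 ] [-2.944 -0.01   1.079] [ 0.4  0.3 -1.6]
d [-0.0024 -0.0101 -0.0126] r [-0.008 -0.002 -0.019] n 1 row [-0.0024 -0.0101 -0.0126 -0.0081 -0.0024 -0.0189]
side 0.03 78 [ 0.405 -0.218] [ 0.446 -0.133]
side 0.045 43 [ 0.422 -0.188] [ 0.446 -0.144]
side 0.06 49 [ 0.422 -0.19 ] [ 0.462 -0.143]
side 0.075 40 [ 0.422 -0.184] [ 0.461 -0.14 ]
side 0.09 60 [ 0.421 -0.202] [ 0.444 -0.133]
side 0.105 70 [ 0.424 -0.201] [ 0.464 -0.135]
side 0.12 13 [ 0.432 -0.214] [ 0.458 -0.137]
side 0.135 7 [ 0.435 -0.163] [ 0.446 -0.156]
side 0.03 124 [ 0.406 -0.12 ] [ 0.463 -0.05 ]
side 0.06 145 [ 0.417 -0.107] [ 0.467 -0.061]
```

Emit:
move_arm(
  steps=[
    [-0.001, -0.005, 0, -0.004, 0, -0.01],
    [0, -0.005, 0, -0.004, 0, -0.009],
    [0, 0, 0, 0, 0, 0],
    [0, 0, 0, 0, 0, 0],
  ],
)

```text
time_s: 64.2
ee_pos: [0.4433, -0.1799, 0.0946]
eef_rot: [-2.95, 0.029, 1.069]
force: [0.1, 0.7, -1.7]
width: 0.536
finger_force: 37.7
```

Run:
```python
from prof import *
plan([.4455,-.177,.0845],.7,-np.pi-.015,1)
prof(.405,.50,-.22,-.13,np.arange(.045,.09,.03),('side',),90)
```

```text
64.2 [-0.173  0.829  0.584  1.635 -0.179  1.457 -1.112] [ 0.4433 -0.1799  0.0946] [-2.95   0.029  1.069] [ 0.1  0.7 -1.7]
d [-0.003   0.0029 -0.0163] r [0.003 0.005 0.004] n 1 row [-0.003   0.0029 -0.0163  0.0033  0.0045  0.0036]
side 0.045 115 [ 0.422 -0.199] [ 0.469 -0.155]
```

Emit:
move_arm(
  steps=[
    [-0.003, 0.001, -0.006, 0.003, 0.004, 0.004],
    [0, 0, -0.005, 0, 0, 0],
    [0, 0, 0, 0, 0, 0],
  ],
)

```text
time_s: 64.55
ee_pos: [0.4396, -0.178, 0.082]
eef_rot: [-2.945, 0.02, 1.079]
force: [-0.1, -0.1, -2.0]
width: 0.536
finger_force: 37.7
```

Emit:
move_arm(
  steps=[
    [0, 0, -0.003, 0, 0, 0],
    [0, 0, 0, 0, 0, 0],
  ],
)

```text
time_s: 64.75
ee_pos: [0.44, -0.1784, 0.0795]
eef_rot: [-2.946, 0.02, 1.077]
force: [0.2, -0.4, -1.2]
width: 0.534
finger_force: 37.7
```

Emit:
move_arm(
  steps=[
    [0, 0, -0.002, 0, 0, 0],
    [0, 0, 0, 0, 0, 0],
  ],
)

```text
time_s: 64.95
ee_pos: [0.44, -0.1786, 0.079]
eef_rot: [-2.946, 0.021, 1.078]
force: [-0.7, -0.2, 5.8]
width: 0.535
finger_force: 37.5
```

Emit:
move_arm(
  steps=[
    [0, 0, -0.002, 0, 0, 0],
    [0, 0, 0, 0, 0, 0],
  ],
)

```text
time_s: 65.15
ee_pos: [0.4399, -0.1801, 0.0779]
eef_rot: [-2.948, 0.022, 1.079]
force: [0.2, -2.3, 12.0]
width: 0.541
finger_force: 34.3
```

Emit:
move_arm(
  steps=[
    [0, 0, 0.003, 0, 0, 0],
    [0, 0, 0, 0, 0, 0],
  ],
)

```text
time_s: 65.35
ee_pos: [0.4404, -0.1785, 0.0792]
eef_rot: [-2.947, 0.02, 1.075]
force: [0.2, 0.4, -2.5]
width: 0.537
finger_force: 35.8
```

Emit:
move_arm(
  steps=[
    [0, 0, 0, 0, 0, 0],
    [0, 0, 0, 0, 0, 0],
    [0, 0, 0, 0, 0, 0],
    [0, 0, 0, 0, 0, 0],
  ],
  hand=0.5,
)

```text
time_s: 65.75
ee_pos: [0.4401, -0.1784, 0.0789]
eef_rot: [-2.946, 0.02, 1.077]
force: [0.4, -0.1, -0.5]
width: 0.75
finger_force: 0.0
```

Emit:
move_arm(
  steps=[
    [0.01, 0, 0.012, 0, 0, 0],
    [0.015, 0, 0.025, 0, 0, 0],
    [0.015, 0, 0.035, 0, 0, 0],
    [0.01, 0, 0.04, 0, 0, 0],
    [0, 0, 0.04, 0, 0, 0],
  ],
)

```text
time_s: 66.25
ee_pos: [0.4909, -0.1782, 0.232]
eef_rot: [-2.947, 0.019, 1.077]
force: [1.1, -0.3, -0.3]
width: 0.75
finger_force: 0.0
```

Emit:
move_arm(
  steps=[
    [0, 0.01, 0.03, 0, 0, 0],
    [0, 0, 0, 0, 0, 0],
  ],
)

```text
time_s: 66.45
ee_pos: [0.4915, -0.1684, 0.2647]
eef_rot: [-2.95, 0.019, 1.068]
force: [0.3, -0.1, -0.5]
width: 0.751
finger_force: 0.0
```

Run:
```python
from prof import *
prof(.405,.50,-.22,-.13,np.arange(.045,.15,.03),('side',),60)
prof(.46,.545,.225,.31,np.arange(.09,.22,.04),('side',),60)
plan([.495,.2645,.27],.7,-np.pi/2,1)
```

```text
side 0.045 119 [ 0.42  -0.201] [ 0.465 -0.154]
side 0.075 132 [ 0.42  -0.207] [ 0.466 -0.156]
side 0.105 59 [ 0.431 -0.192] [ 0.457 -0.164]
side 0.09 239 [0.474 0.239] [0.524 0.289]
side 0.13 272 [0.475 0.241] [0.522 0.289]
side 0.17 113 [0.485 0.256] [0.509 0.278]
66.55 [-0.198  0.706  0.63   1.402 -0.124  1.803 -1.127] [ 0.4903 -0.1683  0.2611] [-2.947  0.02   1.075] [ 0.4 -0.9 -0.7]
d [0.0047 0.4277 0.0027] r [-1.000e-03  0.000e+00  1.584e+00] n 12 row [ 0.0004  0.0356  0.0002 -0.      0.      0.132 ]
```

Emit:
move_arm(
  steps=[
    [-0.003, 0.03, 0, 0, 0, 0.132],
    [-0.003, 0.036, 0, 0, 0, 0.132],
    [0, 0.036, 0, 0, 0, 0.132],
    [0, 0.036, 0, 0, 0, 0.132],
    [0, 0.036, 0, 0, 0, 0.132],
  ],
  hand=0.6,
)

```text
time_s: 67.05
ee_pos: [0.4835, 0.007, 0.2596]
eef_rot: [2.614, 0.884, -0.959]
force: [1.1, 0.4, -0.5]
width: 0.799
finger_force: 0.0
```

Emit:
move_arm(
  steps=[
    [0, 0.036, 0, 0, 0, 0.132],
    [0, 0.036, 0, 0, 0, 0.132],
    [0, 0.036, 0, 0, 0, 0.132],
    [0.003, 0.036, 0, 0, 0, 0.132],
    [0.003, 0.036, 0, 0, 0, 0.132],
  ],
)

```text
time_s: 67.55
ee_pos: [0.4895, 0.187, 0.2595]
eef_rot: [2.069, 1.594, -0.76]
force: [0.5, -1.0, -0.3]
width: 0.796
finger_force: 0.0
```

Emit:
move_arm(
  steps=[
    [0.003, 0.036, 0, 0, 0, 0.132],
    [0.003, 0.036, 0, 0, 0, 0.132],
    [0, 0, 0, 0, 0, 0],
  ],
)

```text
time_s: 67.85
ee_pos: [0.4932, 0.2642, 0.2582]
eef_rot: [1.802, 1.83, -0.662]
force: [-0.6, 0.9, -0.2]
width: 0.801
finger_force: 0.0
```

Run:
```python
from h import *
plan([.499,.2645,.142],.7,-np.pi/2,1)
```

```text
67.85 [-0.985  0.576  0.212  1.505  0.366  1.586 -0.854] [0.4932 0.2642 0.2582] [ 1.802  1.83  -0.662] [-0.6  0.9 -0.2]
d [ 0.0058 -0.0048 -0.1223] r [-0.001 -0.005 -0.014] n 3 row [ 0.0019 -0.0016 -0.0408 -0.0003 -0.0015 -0.0045]
```

Emit:
move_arm(
  steps=[
    [0.0055, -0.0045, -0.02, 0, -0.005, -0.014],
    [0, 0, -0.035, 0, 0, 0],
    [0, 0, -0.035, 0, 0, 0],
    [0, 0, -0.028, 0, 0, 0],
    [0, 0, 0, 0, 0, 0],
  ],
)

```text
time_s: 68.35
ee_pos: [0.4995, 0.2508, 0.1385]
eef_rot: [1.827, 1.8, -0.675]
force: [0.6, -0.7, 0.6]
width: 0.799
finger_force: 0.0
```

Emit:
move_arm(
  steps=[
    [0, 0, 0, 0, 0, 0],
    [0, 0, 0, 0, 0, 0],
    [0, 0, 0, 0, 0, 0],
    [0, 0, 0, 0, 0, 0],
    [0, 0, 0, 0, 0, 0],
  ],
  hand=-1,
  force=35,
)

```text
time_s: 68.85
ee_pos: [0.502, 0.2534, 0.1439]
eef_rot: [1.831, 1.8, -0.661]
force: [0.1, 0.9, 1.7]
width: 0.531
finger_force: 39.8
```

Emit:
move_arm(
  steps=[
    [0, 0, 0, 0, 0, 0],
    [0, 0, 0.01, 0, 0, 0],
    [0, 0, 0.03, 0, 0, 0],
    [0, 0, 0.04, 0, 0, 0],
    [0, 0, 0.045, 0, 0, 0],
  ],
)

```text
time_s: 69.35
ee_pos: [0.5009, 0.2525, 0.2689]
eef_rot: [1.829, 1.8, -0.667]
force: [0.6, 0.3, -1.0]
width: 0.53
finger_force: 39.3
```

Emit:
move_arm(
  steps=[
    [0, 0, 0.035, 0, 0, 0],
    [0, 0, 0, 0, 0, 0],
  ],
)

```text
time_s: 69.55
ee_pos: [0.5029, 0.2534, 0.3083]
eef_rot: [1.835, 1.799, -0.653]
force: [0.5, -0.1, -2.2]
width: 0.532
finger_force: 39.5
```

Run:
```python
from h import *
s=bot.get_state();print(s['width'],s['force'])
plan([.442,-.2685,.29],.7,-np.pi-.015,1)
from sim import *
q=bot.get_state()['qpos']
follow(q,[([.48,.0,.29],tool(.7,-2.4,1)),([.442,-.2685,.25],tool(.7,-np.pi-.015,1)),([.442,-.2685,.08],tool(.7,-np.pi-.015,1))])
```

```text
0.5321454551385639 [ 0.53266656 -0.12058149 -2.18489538]
69.55 [-0.974  0.536  0.234  1.45   0.374  1.663 -0.823] [0.5029 0.2534 0.3083] [ 1.835  1.799 -0.653] [ 0.5 -0.1 -2.2]
d [-0.0661 -0.5218 -0.0245] r [ 0.005  0.013 -1.57 ] n 12 row [-0.0055 -0.0435 -0.002   0.0004  0.001  -0.1309]
[-0.61  0.52  0.46  1.59  0.15  1.67 -0.99] err 0.0 0.0 k 6 r [ 0.    0.01 -0.81] worst 0.18 dq 0.07
[-0.08  0.7   0.67  1.48 -0.05  1.7  -0.98] err 0.0 0.0 k 7 r [ 0.   -0.   -0.76] worst 0.15 dq 0.09
[-0.04  0.89  0.59  1.57 -0.14  1.43 -1.01] err 0.0 0.0 k 4 r [0. 0. 0.] worst 0.15 dq 0.06
```

Emit:
move_arm(
  steps=[
    [-0.005, -0.04, 0, 0, 0.001, -0.121],
    [-0.005, -0.04, 0, 0, 0.001, -0.121],
    [-0.005, -0.04, 0, 0, 0.001, -0.121],
    [-0.005, -0.04, 0, 0, 0.001, -0.121],
    [-0.005, -0.04, 0, 0, 0.001, -0.121],
  ],
)

```text
time_s: 70.05
ee_pos: [0.4758, 0.0518, 0.3025]
eef_rot: [2.392, 1.225, -0.877]
force: [1.0, -1.4, -1.9]
width: 0.533
finger_force: 39.4
```

Emit:
move_arm(
  steps=[
    [-0.005, -0.04, -0.004, 0, 0.001, -0.121],
    [-0.005, -0.04, -0.004, 0, 0.001, -0.121],
    [-0.005, -0.04, -0.004, 0, 0.001, -0.121],
    [-0.005, -0.04, -0.004, 0, 0.001, -0.121],
    [-0.005, -0.04, -0.004, 0, 0.001, -0.121],
  ],
)

```text
time_s: 70.55
ee_pos: [0.4511, -0.1481, 0.2824]
eef_rot: [2.803, 0.486, -1.034]
force: [0.6, -0.8, -1.6]
width: 0.531
finger_force: 39.4
```

Emit:
move_arm(
  steps=[
    [-0.005, -0.04, -0.01, 0, 0.001, -0.121],
    [-0.005, -0.04, -0.01, 0, 0, -0.121],
    [-0.005, -0.04, -0.01, 0, 0, -0.118],
    [0, 0, 0, 0, 0, 0],
    [0, 0, 0, 0, 0, 0],
  ],
)

```text
time_s: 71.05
ee_pos: [0.4352, -0.2687, 0.2522]
eef_rot: [-2.938, 0.026, 1.088]
force: [-0.0, 0.6, -1.7]
width: 0.532
finger_force: 39.4
```

Run:
```python
from prof import *
plan([.442,-.2685,.12],.7,-np.pi-.015,1)
prof(.405,.50,-.31,-.225,np.arange(.10,.30,.015),('side',),90)
```

```text
71.05 [-0.083  0.699  0.68   1.471 -0.049  1.72  -0.973] [ 0.4352 -0.2687  0.2522] [-2.938  0.026  1.088] [-0.   0.6 -1.7]
d [ 0.0017  0.0003 -0.1383] r [-0.003 -0.009  0.003] n 4 row [ 0.0004  0.0001 -0.0346 -0.0007 -0.0023  0.0009]
side 0.175 6 [ 0.426 -0.252] [ 0.459 -0.246]
side 0.19 63 [ 0.421 -0.287] [ 0.463 -0.242]
side 0.205 68 [ 0.419 -0.29 ] [ 0.464 -0.238]
side 0.22 66 [ 0.42  -0.286] [ 0.465 -0.238]
side 0.235 53 [ 0.42  -0.289] [ 0.468 -0.241]
side 0.25 46 [ 0.419 -0.296] [ 0.462 -0.237]
side 0.265 73 [ 0.421 -0.308] [ 0.455 -0.238]
side 0.28 16 [ 0.434 -0.309] [ 0.458 -0.236]
```

Emit:
move_arm(
  steps=[
    [0.001, -0.003, -0.035, 0, -0.008, 0.003],
    [0, 0, -0.045, 0, 0, 0],
    [0, 0, -0.045, 0, 0, 0],
    [0, 0, -0.03, 0, 0, 0],
    [0, 0, -0.008, 0, 0, 0],
  ],
)

```text
time_s: 71.6
ee_pos: [0.4372, -0.2669, 0.087]
eef_rot: [-2.942, 0.007, 1.079]
force: [0.4, 0.1, -1.2]
width: 0.532
finger_force: 39.3
```

Emit:
move_arm(
  steps=[
    [0, 0, 0, 0, 0, 0],
    [0, 0, 0, 0, 0, 0],
    [0, 0, 0, 0, 0, 0],
  ],
)

```text
time_s: 71.9
ee_pos: [0.4386, -0.2703, 0.0917]
eef_rot: [-2.948, 0.014, 1.07]
force: [-1.0, 0.2, -1.3]
width: 0.535
finger_force: 39.4
```

Run:
```python
from prof import *
plan([.442,-.2685,.082],.7,-np.pi-.015,1)
prof(.405,.50,-.31,-.225,np.arange(.04,.12,.03),('side',),90)
```

```text
71.9 [-0.049  0.875  0.612  1.564 -0.136  1.454 -0.992] [ 0.4386 -0.2703  0.0917] [-2.948  0.014  1.07 ] [-1.   0.2 -1.3]
d [-0.0018  0.0018 -0.0158] r [-0.002  0.004 -0.005] n 1 row [-0.0018  0.0018 -0.0158 -0.002   0.0036 -0.0048]
side 0.04 80 [ 0.425 -0.294] [ 0.464 -0.24 ]
side 0.07 90 [ 0.423 -0.301] [ 0.467 -0.239]
```

Emit:
move_arm(
  steps=[
    [-0.002, 0, -0.007, 0, 0.003, -0.003],
    [0, 0, -0.003, 0, 0, 0],
    [0, 0, 0, 0, 0, 0],
  ],
)

```text
time_s: 72.25
ee_pos: [0.4353, -0.2698, 0.0795]
eef_rot: [-2.942, 0.019, 1.079]
force: [-0.2, -0.2, -1.1]
width: 0.532
finger_force: 39.4
```

Emit:
move_arm(
  steps=[
    [0, 0, -0.003, 0, 0, 0],
    [0, 0, 0, 0, 0, 0],
  ],
)

```text
time_s: 72.45
ee_pos: [0.4355, -0.2701, 0.0772]
eef_rot: [-2.943, 0.019, 1.079]
force: [-0.7, -0.2, 1.5]
width: 0.532
finger_force: 39.5
```

Emit:
move_arm(
  steps=[
    [0, 0, -0.002, 0, 0, 0],
    [0, 0, 0, 0, 0, 0],
  ],
)

```text
time_s: 72.65
ee_pos: [0.4354, -0.2701, 0.077]
eef_rot: [-2.942, 0.02, 1.08]
force: [-0.4, 2.9, 15.0]
width: 0.531
finger_force: 40.8
```

Emit:
move_arm(
  steps=[
    [0, 0, -0.002, 0, 0, 0],
    [0, 0, 0, 0, 0, 0],
  ],
)

```text
time_s: 72.85
ee_pos: [0.4355, -0.2696, 0.0766]
eef_rot: [-2.941, 0.02, 1.081]
force: [1.2, 6.8, 26.9]
width: 0.532
finger_force: 40.9
```

Emit:
move_arm(
  steps=[
    [0, 0, 0.004, 0, 0, 0],
    [0, 0, 0, 0, 0, 0],
  ],
)

```text
time_s: 73.05
ee_pos: [0.436, -0.2702, 0.0772]
eef_rot: [-2.944, 0.019, 1.076]
force: [-0.2, 0.2, -1.8]
width: 0.535
finger_force: 38.1
```

Emit:
move_arm(
  steps=[
    [0, 0, 0, 0, 0, 0],
    [0, 0, 0, 0, 0, 0],
    [0, 0, 0, 0, 0, 0],
    [0, 0, 0, 0, 0, 0],
  ],
  hand=0.5,
)

```text
time_s: 73.45
ee_pos: [0.4355, -0.2701, 0.0767]
eef_rot: [-2.943, 0.019, 1.079]
force: [0.4, 0.2, 0.6]
width: 0.754
finger_force: 0.0
```

Emit:
move_arm(
  steps=[
    [0.01, 0, 0.012, 0, 0, 0],
    [0.015, 0, 0.025, 0, 0, 0],
    [0.015, 0, 0.035, 0, 0, 0],
    [0.01, 0, 0.04, 0, 0, 0],
    [0, 0, 0.04, 0, 0, 0],
  ],
)

```text
time_s: 73.95
ee_pos: [0.4865, -0.2696, 0.2299]
eef_rot: [-2.943, 0.017, 1.078]
force: [1.0, -0.8, -0.1]
width: 0.75
finger_force: 0.0
```

Emit:
move_arm(
  steps=[
    [0, 0, 0.03, 0, -0.1, 0],
    [0, 0, 0.03, 0, -0.1, 0],
    [-0.02, 0, 0.03, 0, -0.1, 0],
    [-0.03, 0, 0.02, 0, -0.1, 0],
    [0, 0, 0, 0, 0, 0],
  ],
)

```text
time_s: 74.45
ee_pos: [0.4303, -0.2735, 0.3446]
eef_rot: [-3.098, 0.029, 0.453]
force: [0.0, -0.6, 0.6]
width: 0.751
finger_force: 0.0
```

```bash
python3 - <<'E'
from prof import *
for y in(-.0855,-.177,-.269,-.358):
    print(y);prof(.405,.50,y-.045,y+.045,np.arange(.045,.16,.035),('side','top'),60)
p=np.load('side.npz')['p'];t=np.load('top.npz')['p']
save('end',np.hstack([p[140:290,200:400],t[150:300,120:320]]),1.95)
E
python3 knob.py
```

```text
-0.0855
side 0.045 148 [ 0.418 -0.109] [ 0.465 -0.057]
side 0.08 141 [ 0.417 -0.109] [ 0.464 -0.061]
side 0.115 48 [ 0.43  -0.095] [ 0.45  -0.071]
top 0.045 15 [ 0.421 -0.109] [ 0.43  -0.066]
top 0.08 145 [ 0.423 -0.112] [ 0.466 -0.065]
top 0.115 46 [ 0.434 -0.098] [ 0.455 -0.076]
-0.177
side 0.045 137 [ 0.419 -0.203] [ 0.467 -0.155]
side 0.08 133 [ 0.421 -0.2  ] [ 0.467 -0.155]
side 0.115 49 [ 0.432 -0.191] [ 0.454 -0.166]
top 0.045 38 [ 0.424 -0.199] [ 0.466 -0.159]
top 0.08 148 [ 0.425 -0.204] [ 0.469 -0.16 ]
top 0.115 36 [ 0.436 -0.191] [ 0.458 -0.175]
-0.269
side 0.045 117 [ 0.42  -0.289] [ 0.468 -0.237]
side 0.08 128 [ 0.42  -0.291] [ 0.466 -0.243]
side 0.115 43 [ 0.433 -0.277] [ 0.457 -0.254]
-0.358
side 0.045 117 [ 0.415 -0.384] [ 0.465 -0.331]
side 0.08 116 [ 0.417 -0.38 ] [ 0.468 -0.333]
side 0.115 41 [ 0.432 -0.367] [ 0.454 -0.347]
74.85 [-0.129  0.368  0.714  1.575 -0.081  1.548 -0.985] [ 0.4363 -0.2696  0.3376] [-3.096  0.014  0.477] [0.3 0.6 0. ]
side 50 [0.3934 0.2711 0.0922] [0.3857 0.2603 0.0772] [0.4026 0.28   0.1011]
 plat slope 0.0062 z@.51 0.0772
  bottle top z  0
  bottle top z  0
top 23 [0.4001 0.2633 0.0972] [0.3935 0.2554 0.0916] [0.4065 0.2704 0.1043]
 plat slope 0.0061 z@.51 0.076
  bottle top z  0
  bottle top z  0
```

View pics/end.png

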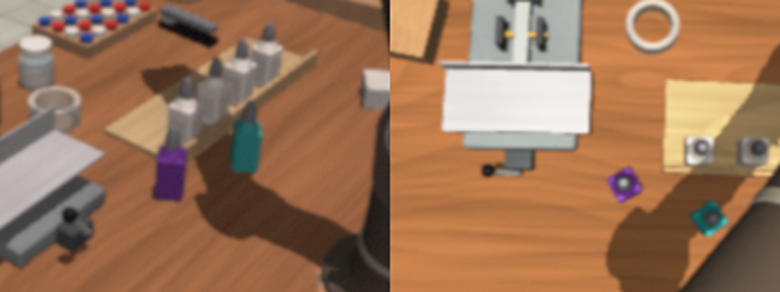

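The final view shows four bottles upright in line. The scale is empty and level, and the lever is back on the arrested side.

```bash
python3 -c "
from station import bot
print(bot.finish_job())"
```

```text
the job is handed in; nothing more can be done
None
```

The job is handed in: both toppled bottles were weighed together for about 3 s on the freed beam, the lever was thrown fully back, and they stand in the row again; one was found off the platform before the weighing (cause not established), may have nudged the lever a few millimetres, and was stood back up first.

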